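Fill the last cup of bolts and latch the packing tub

ROBOT

A 6-joint arm with a two-finger parallel gripper is mounted at the origin on the work surface. World frame = base frame: x ahead of the robot, y to its left, z up, the work surface at z = 0. Lengths are in mm, angles in degrees, forces in N, time in s.
With the tool pointing down it reaches from about 350 to 850 mm from the base axis. Payload 8.1 kg.
Tool frame: the origin (TCP) lies at the very end of the fingers, on their centre line; the grasp point (between the pads) lies 19 mm behind it; z points along the fingers, y is the direction in which the jaws open and shut (so a half turn about z gives the same grasp; the last joint's range is limited). The gripper opens to 85 mm and grips with 20 to 120 N. Pads are 22 mm wide; open, the fingers measure 114 mm over their backs; the gripper's body (76 mm by 85 mm) begins 54 mm behind the grasp point. The pads swing forward as they close: fully open they stand 13 mm farther back than shut.
Start: joints at [61.169, 7.471, 85.268, -0, 87.261, -4.893], TCP at [243.43, 548.404, 231.292] pointing down, gripper open.
Joint ranges: [-169.43, 169.43], [-51.17, 129.36], [1.28, 143.12], [-76.62, 256.62], [0, 156.53], [-152.29, 152.29]. Speed limits (degrees/s): [136.94, 136.94, 159.86, 180, 180, 180].

INTERFACE

Orientations are given as [roll, pitch, yaw] about the fixed x, y, z axes, in that order (R = Rz(yaw) Ry(pitch) Rx(roll)).
In Python, from bench import sensors, viewer, job gives the robot as it stands.
- The arm moves only by the shell command python3 -m pendant 'ROWS' [FORCE]. ROWS is JSON, one flat list of numbers, 5 for each row, row after row: the shift along the world's x, y, z in mm, then the turn about the world's z in rad, then the finger opening in mm, from 0 to 85.4. In form: [x, y, z, twist, hand, x, y, z, twist, hand, ...]. A call has 1 to 12 rows; each row shifts and turns the pose as measured when the row begins; what a row does not reach is not made up. A row lasts 1/12 s, in which the tool goes at most 41.7 mm and 7.16 degrees, less where a joint would pass 70% of its speed; a pose out of reach is approached as far as the arm can. A call with a gripper value outside its range is refused whole. The fingers move at their own pace and stop on an object; FORCE is the grip in N (left out, the last holds). Time passes only in rows, so rows that do not move let the fingers close. It gives the time, the measured TCP pose, the force and the opening at its end, in the units of the state.
- sensors.sense(): the state, without advancing time (a new reading comes with each control period).
- viewer.snapshot(name): name is "scene" or "top"; returns a dict with "frame" (480x640x3 uint8, blue, green, red), "z_map" (480x640 float32, mm along the optical axis (not along the pixel's ray), 0 where there is no reading), "fx", "fy", "cx", "cy" (pixels), "k1" (the pictures are not rectified: a ray, as slopes to the right and down, at radius r is drawn at 1 + k1 r^2 times it, then the intrinsics apply), "view" (4x4, takes a point from world to camera coordinates). Camera axes: x right, y down, z forward; pixel columns grow to the right and rows downward; lengths in mm; the calibration is good to about 2 mm. A picture is of the moment at which its call begins.
- job.hand_in(): hands the job in, once; it reports no verdict.
The state is a dict: "time": time; "joint_pos": joint angles; "qd": joint speeds; "joint_efforts": joint torques, N m; "tool_pos": TCP position; "tcp_rot": TCP orientation; "ft_force": force on the tool from outside, world axes, zero at the start; "wrist_torque": the same for the moment, N m; "finger_gap": finger opening in mm.
Only numpy, scipy, OpenCV 4.12 (cv2) and the standard library are available. Lean on these libraries where they do the work, as an engineer would, in place of code of your own. Each camera call takes 0.05 s, during which the arm holds its last target.

TASK

Finish packing this tub: stand the empty cup in the round seat under the hopper's chute, raise the shutter so that all the bolts run into the cup, and push the shutter fully down again. Stand the filled cup and every capped jar upright on the floor of the tub with no bolt spilled, then close the lid, hook the latch's wire loop over the keeper on the lid and press the lever fully down so that the lid is pulled tight. Leave the other things on the bench where they are.

Things in the scene. Friction and masses are not known exactly. Their poses are not given: they have to be found in the camera images.
- tub: Clear storage tub fixed to the bench, outside 200 (its x) x 290 (y) x 105 mm high, walls and floor 4 mm. Origin: centre of the underside. Lid hinge line along y at x = 100, z = 110 mm; latch in the middle of the -x wall (face x = -100 mm), its lever's pivot axis along y at x = -118, z = 66 mm. Cup and jars fit two by two, about 80 mm apart in x, 130 mm in y.
- lid (a joint): Lid angle, rad: 0 pulled tight, about 0.017 resting on its rubber seal (springs back to that if pressed), about 1.7 open. Stiff hinge (0.4 N m) holds it anywhere; lid 0.3 kg. A plate reaching 208 mm from the hinge; shut, its top is 6 mm above the hinge line, with a raised edge all round to 12 mm; front edge 8 mm thick. Can be pinched there or pushed on its outer face. Seal gives 4 mm under 12 N.
- keeper (a point): Keeper seat on the lid's front edge: where the centre of the loop's cross bar lies when hooked. A 28 mm wide steel lug: floor 2.5 mm below this point, the lid's edge face 4.5 mm behind it, an upturned lip with its inner face 6.5 mm in front and its top 6 mm above. The bar goes in from above, over the lip. Moves with the lid.
- lever (a joint): Latch lever, rad: 0 pressed fully down along the tub wall, 1.57 level and pointing away from the tub, 2.5 upper stop. Stays where left (0.045 N m). With the bar in the keeper and the lid on its seal, the loop comes taut at about 1.2; pressing on takes up to 0.2 N m, past dead centre at about 0.4 it goes home by itself and stays.
- lever_tip (a point): Free end of the lever, 50 mm from its pivot. The lever is a steel plate 24 mm wide (tub's y), 4 mm thick; when closed its outer face is 6 mm farther from the tub than the pivot axis, and a 10 mm thumb lip is turned outward at its end. The loop's own pivot is on the lever, 15 mm from the lever's pivot.
- bail (a joint): Angle of the wire loop (bail) on the lever, rad; (bail - lever) is how far the loop leans from upright, away from the tub. Loop 45 mm wide, its cross bar 58 mm from its pivot on the lever; its wires pass outside lever and keeper. Stays where left (0.02 N m).
- bail_bar (a point): Centre of the loop's cross bar (5 mm wire, 40 mm long, along the tub's y), the part that goes behind the keeper's lip.
- bail_tab (a point): Point on the loop's steel thumb tab, 18 mm wide (tub's y), 5 mm thick, 34 mm long; it starts at the middle of the cross bar and is bent 43 degrees away from the tub. This point is 24 mm along it, 10 mm from its end. Pinched across the 18 mm it can turn between the fingers while loop and lever follow.
- cup_seat (a point): Centre of the hopper's cup seat, on its 6 mm base plate: a ring of 70 mm bore, 7 mm high, 70 mm in front of the shutter (the way to shutter_grip is up the chute). Hopper: fixed, 234 mm high, 50 mm wide (posts 74), open on top, reaching 88 mm behind the shutter; 45 degree floor going on as a chute with 11 mm walls, whose lip is 23 mm from the seat's centre, its underside 88 mm above the bench.
- shutter (a joint): Height of the shutter, m: 0 shut, 0.05 fully up. 0.04 or more lets the bolts run out. It stays where it is left (friction 3.5 N).
- shutter_grip (a point): Centre of the shutter's black grip bar, 14 mm (along the chute) x 38 mm (across) x 16 mm high, 264 mm above the bench when shut, 22 mm clear above the hopper's top.
- cup: The empty open clear plastic cup, 66 mm across the rim, 65 mm high, wall 3 mm, 60 mm across the foot. Origin: centre of the underside. 70 g.
- jar0: Closed clear jar of bolts with a grey cap: 66 mm high, 56 mm across, the cap being the top 14 mm. Origin: centre of the underside. 130 to 210 g. Two or three such jars stand on the bench.
- jar1: Closed clear jar of bolts with a grey cap: 66 mm high, 56 mm across, the cap being the top 14 mm. Origin: centre of the underside. 130 to 210 g. Two or three such jars stand on the bench.
- jar2: Closed clear jar of bolts with a grey cap: 66 mm high, 56 mm across, the cap being the top 14 mm. Origin: centre of the underside. 130 to 210 g. Two or three such jars stand on the bench.
- bolt0: Steel flange bolt, 29 mm long, flange 17 mm across, 18 g; starts in the hopper. Origin: on its axis at mid-length. Six such bolts are there.
- bolt1: Steel flange bolt, 29 mm long, flange 17 mm across, 18 g; starts in the hopper. Origin: on its axis at mid-length. Six such bolts are there.
- bolt2: Steel flange bolt, 29 mm long, flange 17 mm across, 18 g; starts in the hopper. Origin: on its axis at mid-length. Six such bolts are there.
- bolt3: Steel flange bolt, 29 mm long, flange 17 mm across, 18 g; starts in the hopper. Origin: on its axis at mid-length. Six such bolts are there.
- bolt4: Steel flange bolt, 29 mm long, flange 17 mm across, 18 g; starts in the hopper. Origin: on its axis at mid-length. Six such bolts are there.
- bolt5: Steel flange bolt, 29 mm long, flange 17 mm across, 18 g; starts in the hopper. Origin: on its axis at mid-length. Six such bolts are there.
- tape_roll: Roll of tape lying flat, 84 mm across, 22 mm high; not part of the job.
- marker: Black marker pen, 130 mm long; not part of the job.
- stacked_cups: Stack of empty cups, 66 mm across, 87 mm high; not part of the job.
There are look-alikes about, which are no part of the job. What is shaped like the jar2 but brown or orange is not meant.

How it is judged (in metres and radians):
On the way, in this order (a step that is already met when the one before it is completed fails the run):
1. the empty cup stands in the seat under the chute and the shutter has been raised (horizontal distance between cup and cup_seat below 0.01 m and angle between cup's own z axis and vertical below 0.15 rad and value of joint shutter above 0.02 m), for 0.1 s.
2. all the bolts are in the cup, still in its seat, and the shutter is fully down again (horizontal distance between each of bolt0, bolt1, bolt2, bolt3, bolt4, bolt5 and cup below 0.034 m and z of bolt0 in the frame of cup between 0 and 0.072 m and z of bolt1 in the frame of cup between 0 and 0.072 m and z of bolt2 in the frame of cup between 0 and 0.072 m and z of bolt3 in the frame of cup between 0 and 0.072 m and z of bolt4 in the frame of cup between 0 and 0.072 m and z of bolt5 in the frame of cup between 0 and 0.072 m and horizontal distance between cup and cup_seat below 0.012 m and value of joint shutter below 0.004 m), for 0.2 s.
3. the filled cup and every jar stand upright in the tub (x of cup in the frame of tub between -0.09 and 0.09 m and y of cup in the frame of tub between -0.135 and 0.135 m and z of each of cup, jar0, jar1, jar2 in the frame of tub below 0.015 m and angle between each of cup, jar0, jar1, jar2's own z axis and vertical below 0.2 rad and x of jar0 in the frame of tub between -0.09 and 0.09 m and y of jar0 in the frame of tub between -0.135 and 0.135 m and x of jar1 in the frame of tub between -0.09 and 0.09 m and y of jar1 in the frame of tub between -0.135 and 0.135 m and x of jar2 in the frame of tub between -0.09 and 0.09 m and y of jar2 in the frame of tub between -0.135 and 0.135 m and horizontal distance between each of bolt0, bolt1, bolt2, bolt3, bolt4, bolt5 and cup below 0.034 m and z of bolt0 in the frame of cup between 0 and 0.072 m and z of bolt1 in the frame of cup between 0 and 0.072 m and z of bolt2 in the frame of cup between 0 and 0.072 m and z of bolt3 in the frame of cup between 0 and 0.072 m and z of bolt4 in the frame of cup between 0 and 0.072 m and z of bolt5 in the frame of cup between 0 and 0.072 m), for 0.2 s.
4. the lid is down and the loop's bar lies in the keeper, before the lever is pressed home (value of joint lid below 0.04 rad and z of bail_bar in the frame of keeper between -0.003 and 0.006 m and distance between bail_bar and keeper below 0.008 m and value of joint lever above 0.6 rad), for 0.1 s.
At the end, for the whole second after the job is handed in: The shutter is down (under 4 mm); every bolt is inside the cup; the cup and all jars stand on the tub's floor (tilt under 0.2 rad) at rest; the loop's bar is within 8 mm of the keeper's seat, the lever is fully down (under 0.08 rad) and the lid is tight (under 0.007 rad) (all of step 3 and linear speed of each of cup, jar0, jar1, jar2 below 0.03 m/s and value of joint lid below 0.007 rad and value of joint lever below 0.08 rad and distance between bail_bar and keeper below 0.008 m and value of joint shutter below 0.004 m); the robot touches nothing.
It fails at once if a bystander (tape roll, marker, stacked cups) is pushed more than 5 cm from its place (distance of any of tape_roll, marker, stacked_cups from where it was at the start of the episode above 0.05 m).
Of jar0, jar1, jar2 only 2 to 3 are there at a start; the rules pass over those that are not, and their reading is None.
At some moment in a run one of jar0, jar1, jar2 may be knocked a few centimetres aside while the robot is not near it.
It also fails if it takes over 210 s, if anything falls off the work surface, if the arm or the gripper's body presses on something with over 40 N, if the wrist force passes 120 N, or if a joint passes its speed limit or range.

## Working session

There is one attempt and no reset: what is moved stays moved. The work goes in short steps, Python scripts to look and compute and a shell command to move; the robot and the scene stay as the last step left them, time stands still between calls to the robot, and variables do not carry over. Pictures are saved under pics/ and viewed, and the job is handed in when it is done.

```bash
ls; mkdir -p pics
cat > h.py <<'E'
import numpy as np, cv2
from bench import sensors, viewer, job
def snap(n):
    s=viewer.snapshot(n); return s
def world(s,u,v,z=None):
    x=(u-s['cx'])/s['fx']; y=(v-s['cy'])/s['fy']
    xd=np.hypot(x,y); r=xd
    for _ in range(20): r=xd/(1+s['k1']*r*r)
    f=1/(1+s['k1']*r*r); x*=f;y*=f
    M=np.linalg.inv(np.array(s['view']))
    if z is None:
        d=s['z_map'][int(round(v)),int(round(u))]
        return (M@[x*d,y*d,d,1])[:3]
    o=M[:3,3]; dr=M[:3,:3]@np.array([x,y,1.]); t=(z-o[2])/dr[2]
    return o+t*dr
def cloud(s):
    h,w=s['z_map'].shape
    u,v=np.meshgrid(np.arange(w),np.arange(h))
    x=(u-s['cx'])/s['fx']; y=(v-s['cy'])/s['fy']; xd=np.hypot(x,y); r=xd.copy()
    for _ in range(20): r=xd/(1+s['k1']*r*r)
    f=1/(1+s['k1']*r*r); d=s['z_map']
    P=np.stack([x*f*d,y*f*d,d,np.ones_like(d)],-1)
    W=P@np.linalg.inv(np.array(s['view'])).T
    W=W[...,:3]; W[d==0]=np.nan
    return W
def pix(s,p):
    c=np.array(s['view'])@np.append(p,1); x,y=c[0]/c[2],c[1]/c[2]; k=1+s['k1']*(x*x+y*y)
    return x*k*s['fx']+s['cx'], y*k*s['fy']+s['cy']
def st():
    s=sensors.sense(); print(s['time'],np.round(s['tool_pos'],1),np.round(s['tcp_rot'],2),'gap',round(s['finger_gap'],1),'F',np.round(s['ft_force'],1))
E
python3 - <<'E'
from h import *
for n in('scene','top'):
    s=snap(n); cv2.imwrite(f'pics/{n}0.png',s['frame']); print(n,s['fx'],s['cx'],s['cy'],s['k1'],np.round(s['view'],3).tolist())
st()
print(sensors.sense())
E
```

```text
pics
scene 442.11384177386395 321.42875685724715 231.4511495358111 -0.005549736735203834 [[-0.686, 0.728, -0.01, 356.49], [0.639, 0.595, -0.487, -304.515], [-0.349, -0.341, -0.873, 1226.201], [0.0, 0.0, 0.0, 1.0]]
top 575.6630451461018 320.32428454335627 232.56925211543387 0.01413954304889847 [[0.015, -1.0, 0.008, 9.225], [-0.989, -0.016, -0.15, 563.479], [0.15, -0.006, -0.989, 1141.754], [0.0, 0.0, 0.0, 1.0]]
0.1 [243.2 548.  230.3] [-1.7990e+02 -1.0000e-02  1.5606e+02] gap 85.1 F [-0.2 -0.5 -1.6]
{'time': 0.1, 'joint_pos': array([ 6.11686341e+01,  7.51097618e+00,  8.53239391e+01,  7.46909918e-04,
        8.72625874e+01, -4.89397715e+00]), 'qd': array([-0.02890504, -0.05264408, -0.14674837, -0.05936161,  0.02636982,
       -0.13601526]), 'joint_efforts': array([ 2.05156968e-03, -5.70943451e+01, -5.01947844e+01, -7.50628573e-07,
        7.87786092e-03,  4.91083517e-05]), 'tool_pos': array([243.18167821, 547.95531331, 230.33868862]), 'tcp_rot': array([-1.79902916e+02, -9.06143683e-03,  1.56062567e+02]), 'ft_force': array([-0.2117547 , -0.4769522 , -1.64763747]), 'wrist_torque': array([-0.00500737,  0.00589003,  0.00747568]), 'finger_gap': 85.12183815877256}
```

View pics/scene0.png

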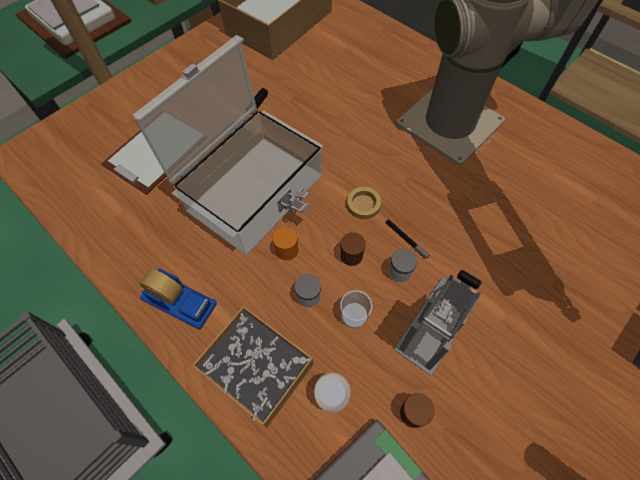

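View pics/top0.png

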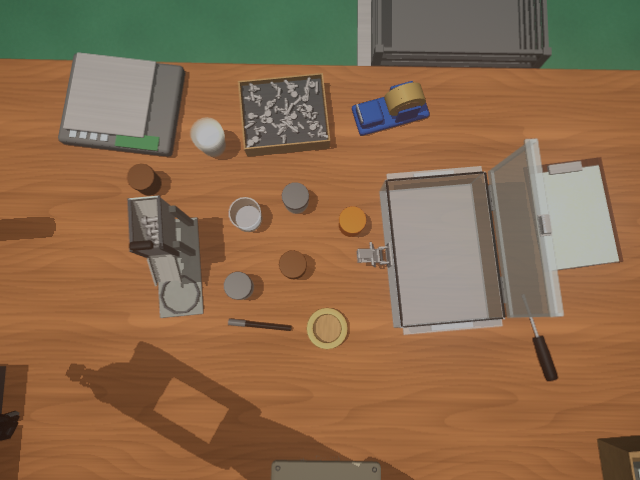

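Candidates: grey-capped jars in top at (295,197) and (238,286); brown/orange look-alikes at (352,221), (292,264), (143,179). Empty cup is at (246,214); the cup stack is at (208,136), and the bystanders are the tape (327,328) and the marker (260,325). I see two jars to pack. Next I'll check crops and measure.

Run:
```python
from h import *
a=snap('top'); b=snap('scene')
c1=cv2.resize(a['frame'][110:340,100:420],None,fx=2.4,fy=2.4,interpolation=cv2.INTER_CUBIC); cv2.imwrite('pics/topcrop.png',c1)
c2=cv2.resize(b['frame'][220:440,260:520],None,fx=2.7,fy=2.7,interpolation=cv2.INTER_CUBIC); cv2.imwrite('pics/scenecrop.png',c2)
def g(s,p,z,l): print(l,np.round(world(s,*p,z),1), 'depthpt',np.round(world(s,*p),1))
g(a,(295,197),66,'jarA'); g(a,(238,286),66,'jarB'); g(a,(246,214),65,'cup')
g(b,(308,284),66,'jarA s');g(b,(404,258),66,'jarB s');g(b,(356,302),65,'cup s')
g(a,(180,295),10,'seat')
g(a,(143,246),264,'grip'); g(b,(469,279),264,'grip s')
g(a,(327,328),22,'tape')
W=cloud(a)
# hue/hts
for (u,v) in [(387,175),(485,168),(503,328),(398,333),(545,225),(360,256),(375,256),(388,256)]: print((u,v),np.round(W[v,u],1))
```

```text
jarA [632.   70.9  66. ] depthpt [631.7  70.9  67.7]
jarB [449.7 180.1  66. ] depthpt [449.6 179.8  68.2]
cup [595.4 169.4  65. ] depthpt [607.  177.4   1.3]
jarA s [633.9  70.   66. ] depthpt [633.3  69.3  63.9]
jarB s [449.7 179.   66. ] depthpt [449.2 178.8  65.1]
cup s [594.9 169.   65. ] depthpt [576.  157.1   5.2]
seat [432.5 307.   10. ] depthpt [432.7 308.3   4.3]
grip [502.3 312.7 264. ] depthpt [501.2 310.2 272.3]
grip s [503.9 315.8 264. ] depthpt [506.4 315.9 268.5]
tape [369.6   1.4  22. ] depthpt [3.693e+02 1.000e+00 2.000e-01]
(387, 175) [ 671.4 -111.7  103.9]
(485, 168) [ 715.8 -335.7    5.9]
(503, 328) [ 375.1 -364.9    1.4]
(398, 333) [ 3.614e+02 -1.466e+02  2.000e-01]
(545, 225) [ 537.1 -329.2  331.2]
(360, 256) [504.6 -55.9 145.9]
(375, 256) [513.3 -91.4  72.3]
(388, 256) [ 515.2 -119.    58.7]
```

View pics/topcrop.png

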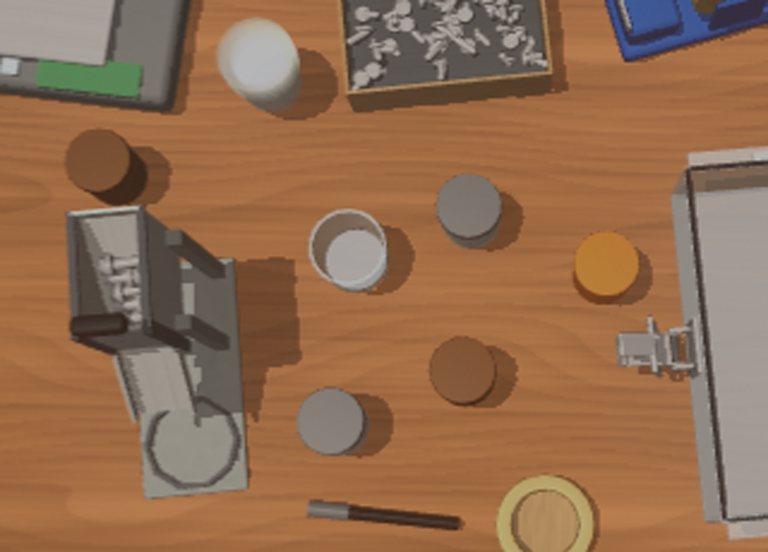

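View pics/scenecrop.png

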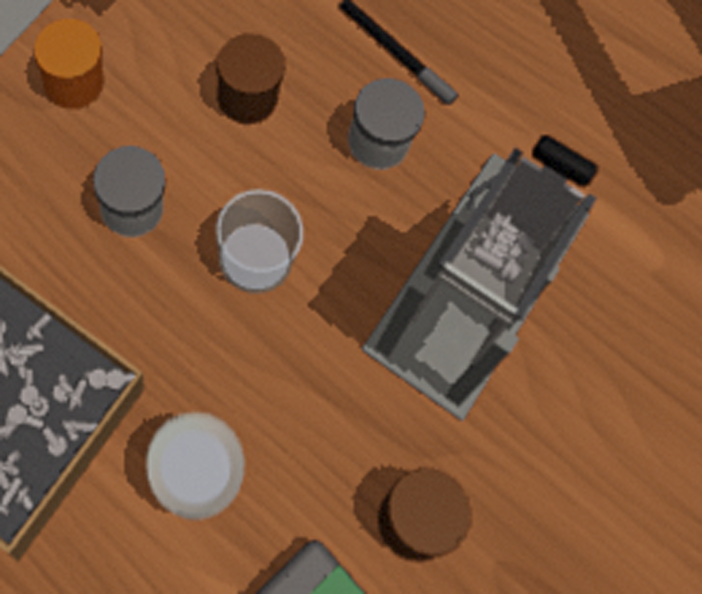

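The crops confirm two grey jars and one upright empty cup; the brown and orange caps are decoys. Next I'll fit the hopper axis and seat, and the tub and latch pose.

Run:
```python
from h import *
for n in('top','scene'):
    s=snap(n); W=cloud(s); X,Y,Z=W[...,0],W[...,1],W[...,2]
    m=(abs(X-503)<40)&(abs(Y-314)<45)&(Z>250)&(Z<285)
    P=W[m]; print(n,'grip',len(P),P.mean(0).round(1)); 
    r=cv2.minAreaRect(P[:,:2].astype(np.float32)); print(r)
    # base plate
    m=(abs(X-435)<60)&(abs(Y-310)<60)&(Z>4)&(Z<9); P=W[m]; print('plate',len(P),cv2.minAreaRect(P[:,:2].astype(np.float32)) if len(P) else '')
    m=(abs(X-435)<50)&(abs(Y-310)<50)&(Z>10.5)&(Z<16); P=W[m]; print('ring',len(P),cv2.minEnclosingCircle(P[:,:2].astype(np.float32)) if len(P) else '')
    # tub rim
    m=(X>350)&(X<680)&(Y<-80)&(Y>-340)&(Z>101)&(Z<108); P=W[m]; print('rim',len(P), cv2.minAreaRect(P[:,:2].astype(np.float32)))
    # latch
    m=(X>480)&(X<550)&(Y<-30)&(Y>-125)&(Z>20); P=W[m]; P=P[np.argsort(P[:,1])][::6]; print(P.round(0).tolist()[:70])
    t=s['frame']
    if n=='top': cv2.imwrite('pics/latcht.png',cv2.resize(t[200:310,330:440],None,fx=5,fy=5,interpolation=cv2.INTER_CUBIC))
    else: cv2.imwrite('pics/latchs.png',cv2.resize(t[150:250,230:350],None,fx=5,fy=5,interpolation=cv2.INTER_CUBIC))
```

```text
top grip 211 [503.  313.3 271.1]
((503.5931396484375, 315.4916687011719), (14.327221870422363, 39.298160552978516), 7.693977355957031)
plate 1276 ((434.380859375, 309.98126220703125), (118.6658935546875, 119.60930633544922), 0.3083280622959137)
ring 272 ((436.80181884765625, 305.617431640625), 58.076515197753906)
rim 1197 ((526.03857421875, -202.47860717773438), (315.330078125, 238.89010620117188), 5.7564191818237305)
[[484.0, -125.0, 74.0], [488.0, -125.0, 118.0], [497.0, -125.0, 119.0], [485.0, -125.0, 77.0], [483.0, -125.0, 30.0], [485.0, -124.0, 31.0], [490.0, -124.0, 66.0], [539.0, -124.0, 113.0], [527.0, -124.0, 113.0], [491.0, -124.0, 84.0], [500.0, -124.0, 114.0], [494.0, -123.0, 115.0], [536.0, -123.0, 118.0], [511.0, -123.0, 119.0], [495.0, -123.0, 61.0], [513.0, -122.0, 95.0], [513.0, -122.0, 113.0], [519.0, -122.0, 100.0], [511.0, -122.0, 115.0], [498.0, -121.0, 86.0], [508.0, -121.0, 87.0], [502.0, -121.0, 88.0], [524.0, -121.0, 90.0], [530.0, -121.0, 106.0], [495.0, -121.0, 62.0], [497.0, -120.0, 81.0], [501.0, -120.0, 82.0], [546.0, -120.0, 115.0], [532.0, -120.0, 116.
[... 2282 characters left out ...]
 41.0], [509.0, -120.0, 66.0], [503.0, -120.0, 60.0], [528.0, -119.0, 95.0], [538.0, -119.0, 20.0], [533.0, -119.0, 84.0], [544.0, -119.0, 72.0], [543.0, -119.0, 31.0], [506.0, -119.0, 71.0], [543.0, -119.0, 104.0], [512.0, -119.0, 44.0], [549.0, -119.0, 106.0], [541.0, -119.0, 77.0], [548.0, -119.0, 90.0], [531.0, -119.0, 82.0], [521.0, -119.0, 55.0], [538.0, -118.0, 103.0], [547.0, -118.0, 59.0], [518.0, -118.0, 56.0], [542.0, -118.0, 75.0], [503.0, -118.0, 77.0], [519.0, -118.0, 49.0], [533.0, -118.0, 47.0], [518.0, -118.0, 86.0], [514.0, -117.0, 69.0], [538.0, -117.0, 59.0], [538.0, -117.0, 84.0], [541.0, -117.0, 63.0], [534.0, -116.0, 46.0], [538.0, -116.0, 72.0], [536.0, -116.0, 66.0]]
```

View pics/latcht.png

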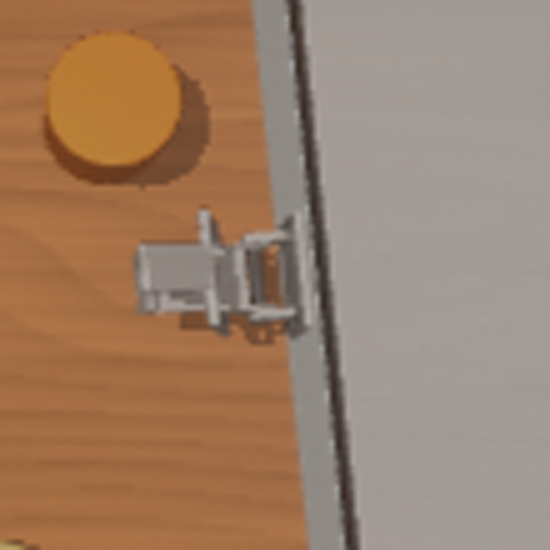

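View pics/latchs.png

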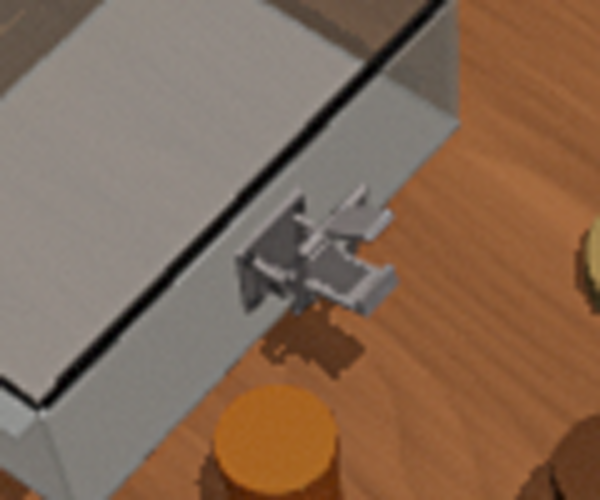

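```bash
python3 -m pendant '[16,-38,-5,-0.105,30,16,-38,-5,-0.105,30,16,-38,-5,-0.105,30,16,-38,-5,-0.105,30,16,-38,-5,-0.105,30,16,-38,-5,-0.105,30,16,-38,-5,-0.105,30,16,-38,-5,-0.105,30,16,-38,-5,-0.105,30,16,-38,-5,-0.105,30]' 30
python3 - <<'E'
from h import *
s=snap('top')
f=s['frame']
# ring fit with candidate centre overlay
out=f.copy()
for cx,cy,c in((434.5,307.6,(0,0,255)),(432.5,307,(0,255,0))):
    for t in np.linspace(0,6.28,90):
        u,v=pix(s,(cx+35*np.cos(t),cy+35*np.sin(t),13)); out[int(round(v)),int(round(u))]=c
cv2.imwrite('pics/seat.png',cv2.resize(out[240:340,120:230],None,fx=6,fy=6,interpolation=cv2.INTER_NEAREST))
E
```

```text
time: 1.13
tool_pos: [398.7, 168.0, 179.1]
tcp_rot: [179.8, -0.1, 94.0]
ft_force: [0.9, 0.3, -0.7]
finger_gap: 30.0
```

View pics/seat.png

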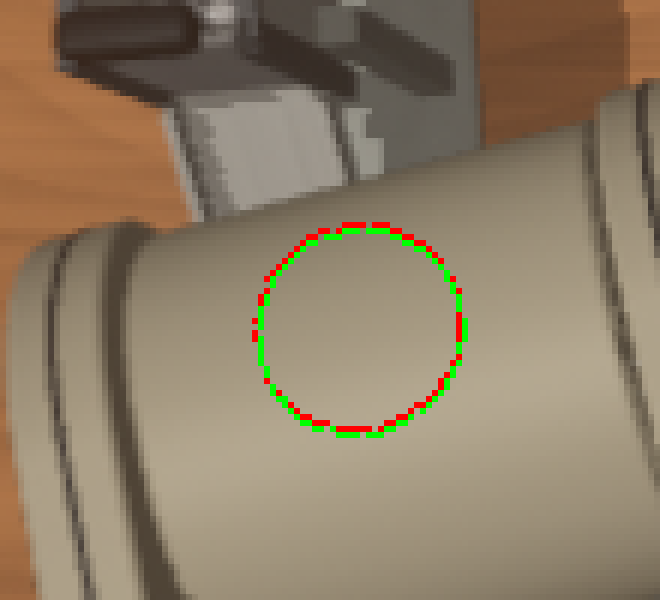

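```bash
python3 - <<'E'
from h import *
s=snap('top'); f=cv2.imread('pics/top0.png'); out=f.copy()
for cx,cy,c in((434.5,307.6,(0,0,255)),(432.5,307,(0,255,0))):
    for r in (35,):
      for t in np.linspace(0,6.28,90):
        u,v=pix(s,(cx+r*np.cos(t),cy+r*np.sin(t),13)); out[int(round(v)),int(round(u))]=c
cv2.imwrite('pics/seat2.png',cv2.resize(out[240:340,120:230],None,fx=6,fy=6,interpolation=cv2.INTER_NEAREST))
E
python3 -m pendant '[33,-1,-14,0.02,30,33,0,-14,0.02,30,33,0,-14,0,30,33,0,-14,0,30,32,0,-12,0,30,0,0,0,0,30]'
```

```text
time: 1.73
tool_pos: [571.5, 162.7, 108.2]
tcp_rot: [179.5, -0.2, 96.0]
ft_force: [-0.7, 0.8, -1.0]
finger_gap: 30.5
```

View pics/seat2.png

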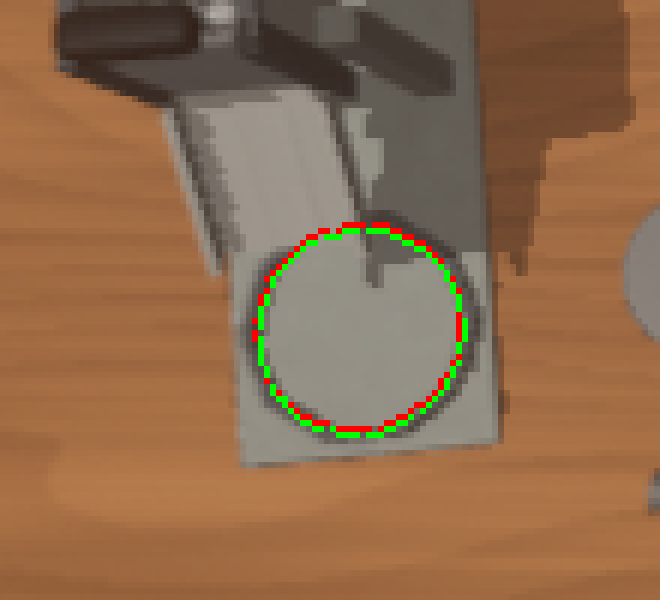

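The ring overlay puts the seat centre at about (434, 306.5). Now I'll lower over the cup wall.

```bash
python3 -m pendant '[-4,2,-8,0,30,-2,1,-20,0,30,-1,0,-20,0,30,0,0,-16,0,30,0,0,0,0,30,0,0,0,0,0,0,0,0,0,0,0,0,0,0,0,0,0,0,0,0]' 40
```

```text
time: 2.48
tool_pos: [561.2, 171.7, 44.9]
tcp_rot: [179.3, -0.2, 96.5]
ft_force: [-0.1, -0.4, -1.4]
finger_gap: 2.9
```

Run:
```python
from h import *
s=snap('scene'); cv2.imwrite('pics/grab1.png',cv2.resize(s['frame'][180:360,240:480],None,fx=3,fy=3)); st()
```

```text
2.5333 [561.6 171.7  45.2] [179.3   -0.25  96.45] gap 3.0 F [ 0.8  0.  -1. ]
```

View pics/grab1.png

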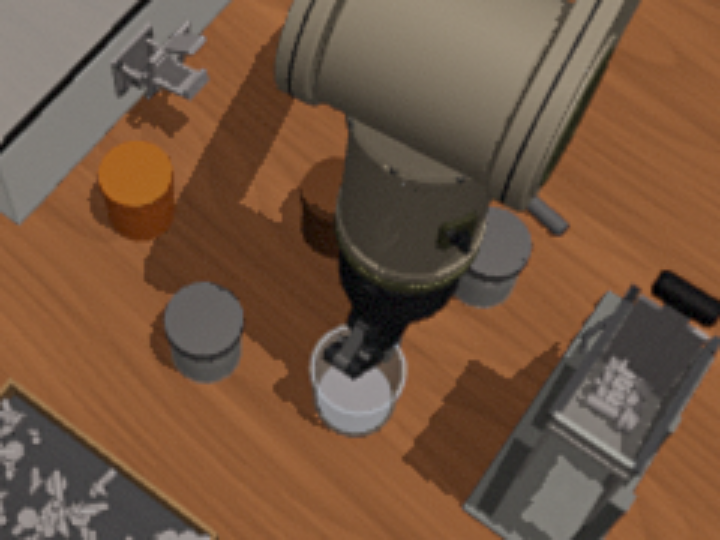

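```bash
python3 -m pendant '[0,0,12,0,0,0,0,20,0,0,0,0,25,0,0,0,0,25,0,0,0,0,0,0,0]'
python3 - <<'E'
from h import *
s=snap('scene'); cv2.imwrite('pics/grab2.png',cv2.resize(s['frame'][150:370,240:480],None,fx=3,fy=3,interpolation=cv2.INTER_CUBIC)); st()
s=snap('top'); cv2.imwrite('pics/grab2t.png',cv2.resize(s['frame'][100:300,150:350],None,fx=3,fy=3,interpolation=cv2.INTER_CUBIC))
E
```

```text
time: 2.95
tool_pos: [560.3, 171.5, 134.2]
tcp_rot: [179.4, -0.3, 96.4]
ft_force: [0.7, 0.4, 0.7]
finger_gap: 2.8
3.0 [559.7 171.3 132.3] [179.44  -0.26  96.43] gap 2.8 F [ 0.5  0.2 -0.3]
```

View pics/grab2.png

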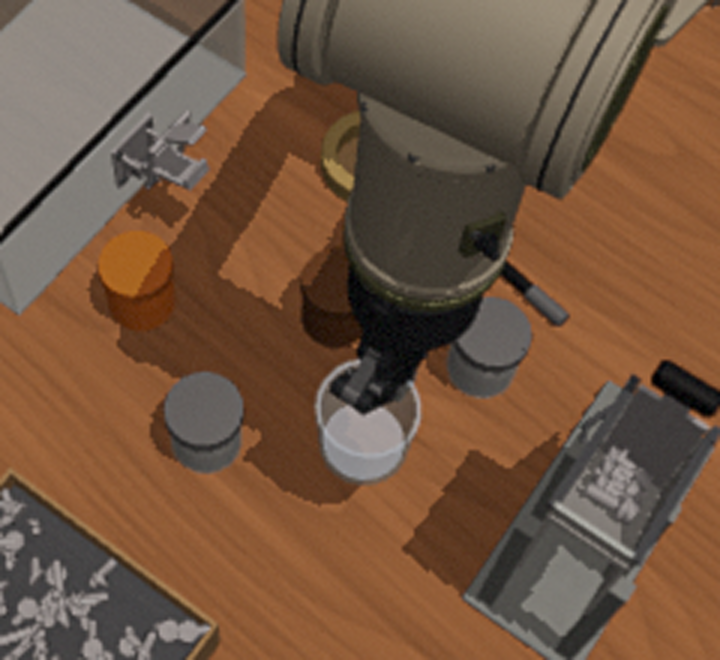

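View pics/grab2t.png

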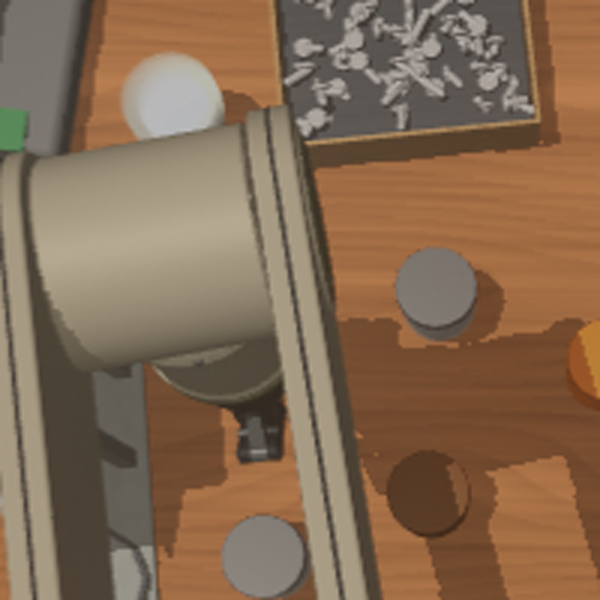

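Run:
```python
from h import *
s=snap('scene'); st()
print(world(s,362.7,286.7,152.5))
o=s['frame'].copy()
t0=sensors.sense()['tool_pos']
for c,off in(((0,0,255),(31,-2)),((0,255,0),(28,-2))):
  for z,r in((65,33),(0,30)):
    for t in np.linspace(0,6.28,80):
      u,v=pix(s,(t0[0]+off[0]+r*np.cos(t),t0[1]+off[1]+r*np.sin(t),t0[2]-45+z)); o[int(round(v)),int(round(u))]=c
cv2.imwrite('pics/g3.png',cv2.resize(o[240:340,310:420],None,fx=6,fy=6,interpolation=cv2.INTER_NEAREST))
```

```text
3.1 [557.3 170.8 127.9] [179.79  -0.23  96.43] gap 3.2 F [-0.4  0.5 -0.4]
[591.25005521 175.66075436 152.5       ]
```

View pics/g3.png

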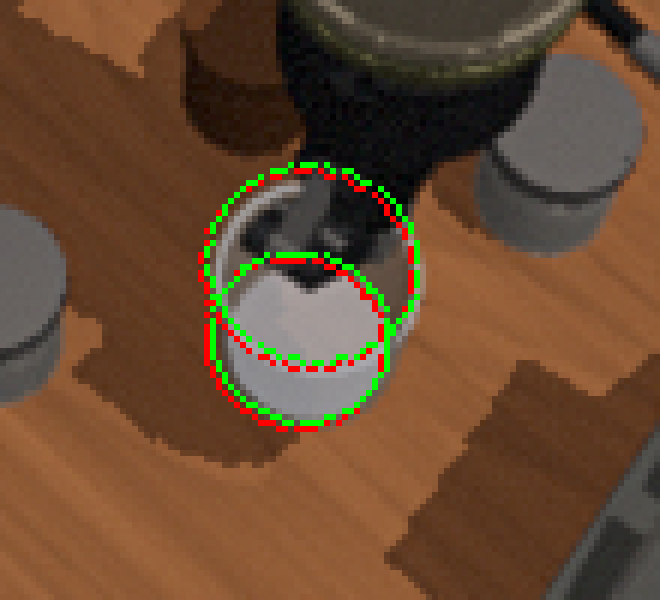

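```bash
python3 -m pendant '[-38,2,2,0,0,-38,2,1,0,0,-38,2,0,0,0,-36,5,0,0,0,-30,20,0,0,0,-22,30,0,0,0,-16,32,0,0,0,-10,25,-10,0,0,0,5,-10,0,0,0,0,0,0,0]'
```

```text
time: 3.93
tool_pos: [308.6, 290.4, 91.4]
tcp_rot: [-178.5, 0.2, 96.1]
ft_force: [0.5, 0.2, -1.0]
finger_gap: 3.0
```

```bash
python3 -m pendant '[10,3,-15,0,0,4,2,-10,0,0,0,0,0,0,0,0,0,0,0,0]'; python3 -c "
from h import *
st(); s=snap('scene'); cv2.imwrite('pics/s5.png',s['frame'][180:480,200:640]); st()"
```

```text
time: 4.27
tool_pos: [321.4, 291.9, 62.6]
tcp_rot: [-178.1, 0.5, 96.2]
ft_force: [0.6, -0.7, 0.1]
finger_gap: 2.8
4.2667 [321.4 291.9  62.6] [-178.1     0.53   96.21] gap 2.8 F [ 0.6 -0.7  0.1]
4.3167 [321.3 291.8  62.6] [-178.1     0.53   96.21] gap 3.0 F [ 0.1 -0.6 -1.9]
```

View pics/s5.png

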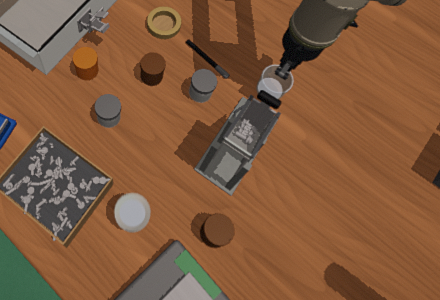

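```bash
python3 -m pendant '[15,2,0,0,0,20,3,0,0,0,18,2,0,0,0,12,2,0,0,0,0,0,0,0,0]'
```

```text
time: 4.73
tool_pos: [389.5, 298.1, 65.2]
tcp_rot: [-178.1, 0.6, 96.1]
ft_force: [0.1, 1.1, 0.1]
finger_gap: 3.0
```

```bash
python3 -m pendant '[0,0,-4,0,0,0,0,0,0,0,5,2,0,0,0,5,2,0,0,0,0,0,0,0,0]'
```

```text
time: 5.15
tool_pos: [399.0, 301.1, 62.0]
tcp_rot: [-178.1, 0.6, 96.0]
ft_force: [-0.6, 0.3, -0.7]
finger_gap: 2.9
```

```bash
python3 -m pendant '[4,2,0,0,0,0,0,0,0,0]'; python3 -c "
from h import *
st(); s=snap('scene'); cv2.imwrite('pics/s6.png',cv2.resize(s['frame'][200:400,360:560],None,fx=3,fy=3,interpolation=cv2.INTER_CUBIC)); s=snap('top'); cv2.imwrite('pics/t6.png',cv2.resize(s['frame'][200:400,80:280],None,fx=3,fy=3,interpolation=cv2.INTER_CUBIC));st()"
```

```text
time: 5.32
tool_pos: [403.0, 303.4, 62.0]
tcp_rot: [-178.1, 0.6, 96.0]
ft_force: [1.2, 0.3, -0.6]
finger_gap: 3.0
5.3167 [403.  303.4  62. ] [-178.08    0.56   95.99] gap 3.0 F [ 1.2  0.3 -0.6]
5.4167 [402.4 303.   61.7] [-178.02    0.58   95.99] gap 3.0 F [-0.4  0.3 -0.9]
```

View pics/s6.png

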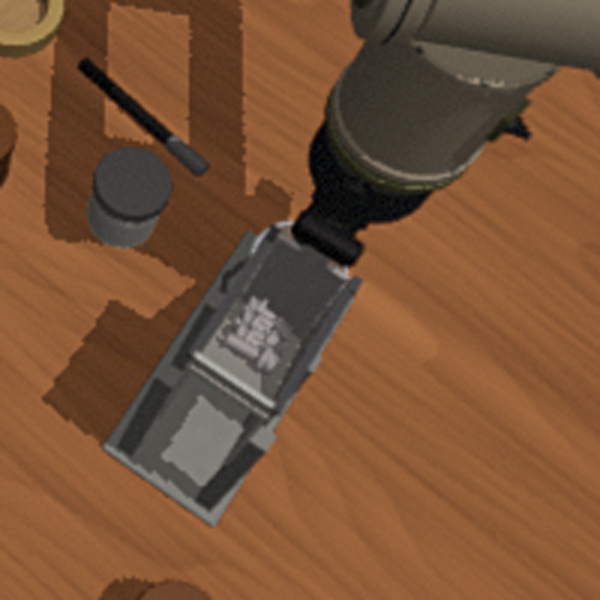

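View pics/t6.png

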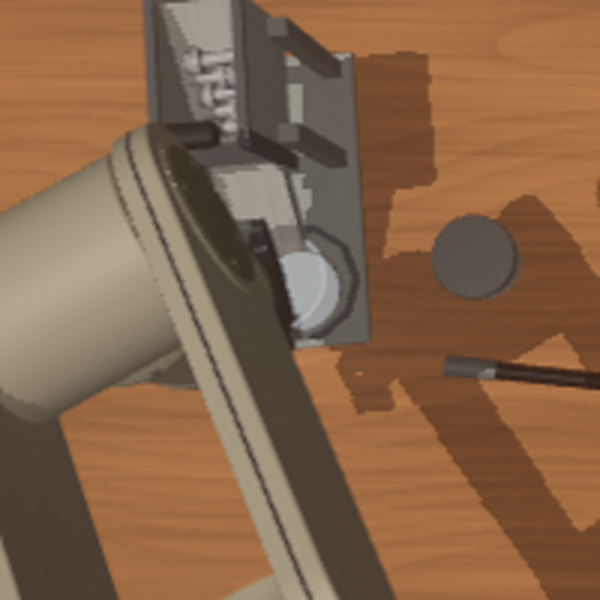

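Run:
```python
from h import *
s=snap('top'); o=s['frame'].copy()
for c,cx,cy,r,z in(((0,0,255),434,306.5,35,13),((0,255,0),433.4,306.3,30,17),((255,0,0),433.4,306.3,33,82)):
    for t in np.linspace(0,6.28,120):
      u,v=pix(s,(cx+r*np.cos(t),cy+r*np.sin(t),z)); o[int(round(v)),int(round(u))]=c
cv2.imwrite('pics/t7.png',cv2.resize(o[260:330,140:220],None,fx=8,fy=8,interpolation=cv2.INTER_NEAREST))
```

```text
(no output)
```

View pics/t7.png

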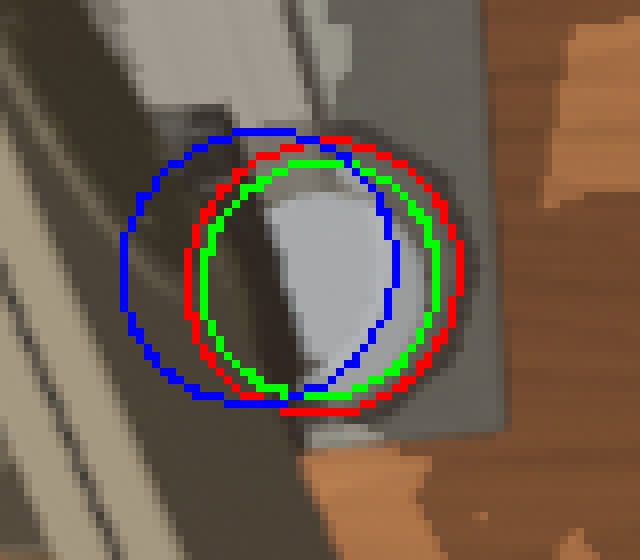

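```bash
python3 -m pendant '[2,-0.5,0,0,0,0,0,-4,0,0,0,0,-4,0,0,0,0,-3,0,0,0,0,0,0,0]'
```

```text
time: 5.88
tool_pos: [404.4, 302.8, 50.6]
tcp_rot: [-178.0, 0.5, 96.0]
ft_force: [-1.8, -0.4, 7.9]
finger_gap: 2.9
```

```bash
python3 -m pendant '[0,0,0,0,16,0,0,0,0,16,0,0,0,0,16,0,0,15,0,16,0,0,25,0,16,-5,0,30,0,16,-10,0,40,0,16,-10,0,40,0,16,-10,-10,40,0,20,0,0,10,0,30]'; python3 -c "
from h import *
s=snap('top'); cv2.imwrite('pics/t8.png',cv2.resize(s['frame'][200:400,80:280],None,fx=3,fy=3,interpolation=cv2.INTER_CUBIC));st()"
```

```text
time: 6.72
tool_pos: [361.6, 288.3, 248.4]
tcp_rot: [-177.2, 1.0, 96.0]
ft_force: [0.4, 1.0, 0.7]
finger_gap: 29.4
6.7667 [362.5 289.  248.5] [-177.28    0.9    95.97] gap 29.9 F [0.4 1.5 2.6]
```

View pics/t8.png

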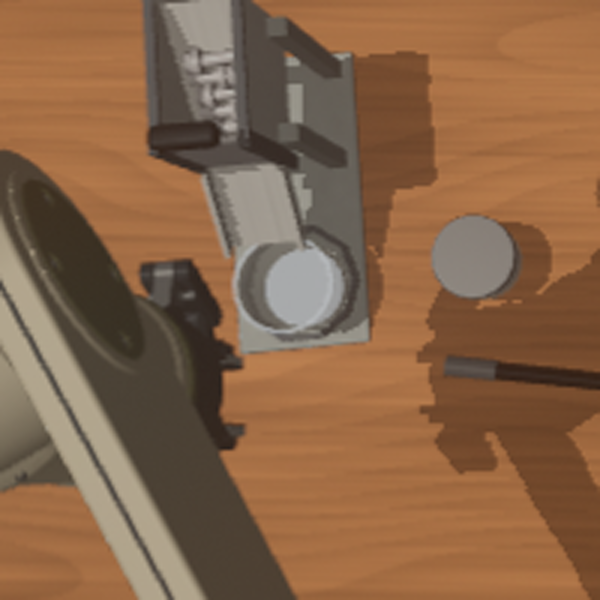

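```bash
python3 -m pendant '[0,0,35,0,45,10,4,35,0,45,33,6,0,0,45,33,6,0,0,45,33,6,0,0,45,30,4,0,0,45,0,0,0,0,45,0,0,0,0,45]'
```

```text
time: 7.43
tool_pos: [506.3, 315.3, 314.9]
tcp_rot: [-177.1, 1.0, 96.1]
ft_force: [-0.5, -0.3, -0.1]
finger_gap: 45.2
```

```bash
python3 -m pendant '[-2,0,-20,0,45,0,0,-25,0,45,0,0,-18,0,45,0,0,-3,0,45,0,0,0,0,45,0,0,0,0,0,0,0,0,0,0,0,0,0,0,0,0,0,0,0,0]' 40
```

```text
time: 8.18
tool_pos: [503.0, 315.0, 247.1]
tcp_rot: [-177.3, 1.0, 96.1]
ft_force: [-7.4, -1.8, -4.6]
finger_gap: 13.8
```

```bash
python3 -m pendant '[0,0,8,0,0,0,0,12,0,0,0,0,12,0,0,0,0,12,0,0,0,0,3,0,0,0,0,0,0,0,0,0,0,0,0,0,0,0,0,0,0,0,0,0,0]' ; python3 -c "
from h import *
s=snap('scene'); cv2.imwrite('pics/s9.png',cv2.resize(s['frame'][200:400,360:560],None,fx=3,fy=3,interpolation=cv2.INTER_CUBIC)); s=snap('top'); cv2.imwrite('pics/t9.png',cv2.resize(s['frame'][200:400,80:280],None,fx=3,fy=3,interpolation=cv2.INTER_CUBIC));st()"
```

```text
time: 8.93
tool_pos: [502.9, 315.0, 296.2]
tcp_rot: [-177.1, 1.1, 96.1]
ft_force: [2.2, 1.2, -12.0]
finger_gap: 13.2
9.0333 [502.8 315.  296.3] [-177.1     1.06   96.09] gap 13.1 F [  2.7   0.5 -11.2]
```

View pics/s9.png

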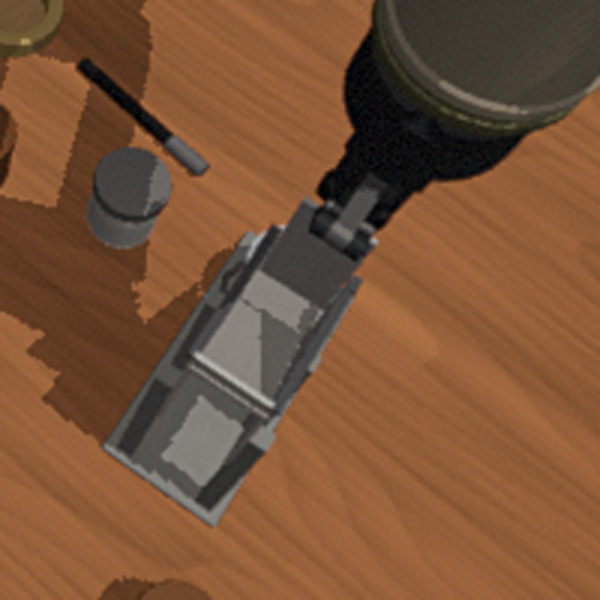

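View pics/t9.png

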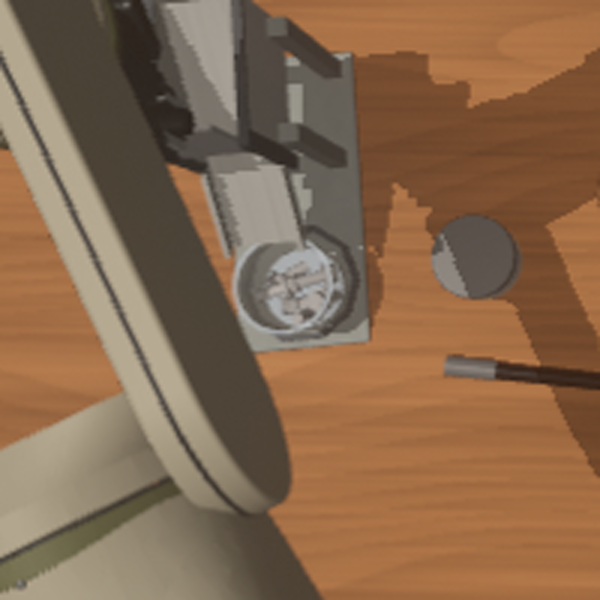

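The hopper is empty and the bolts lie in the cup. Now I'll push the shutter down.

```bash
python3 -m pendant '[0,0,-10,0,0,0,0,-14,0,0,0,0,-12,0,0,0,0,-8,0,0,0,0,-6,0,0,0,0,-5,0,0,0,0,-2,0,0,0,0,0,0,0]'
```

```text
time: 9.7
tool_pos: [503.1, 315.1, 247.7]
tcp_rot: [-177.6, 0.9, 96.1]
ft_force: [-1.5, -1.6, -0.7]
finger_gap: 13.4
```

```bash
python3 -m pendant '[0,0,-4,0,0,0,0,-3,0,0,0,0,-2,0,0]'
```

```text
time: 9.95
tool_pos: [503.2, 315.2, 246.0]
tcp_rot: [-177.9, 0.8, 96.1]
ft_force: [-4.8, -2.5, 4.3]
finger_gap: 13.1
```

```bash
python3 -m pendant '[0,0,-4,0,0,0,0,-4,0,0]'
```

```text
time: 10.12
tool_pos: [503.4, 315.3, 245.9]
tcp_rot: [-178.1, 0.7, 96.1]
ft_force: [-13.4, -7.5, 21.9]
finger_gap: 13.4
```

```bash
python3 -m pendant '[0,0,3,0,45,0,0,0,0,45,0,0,0,0,45,0,0,20,0,45,0,0,30,0,45,-10,0,20,0,45,-38,-5,0,0,45,-38,-5,0,0,45,-38,-5,-10,0,45,-16,-15,-30,0,30,0,-10,-10,0,30]'; python3 -c "
from h import *
s=snap('scene'); cv2.imwrite('pics/s10.png',cv2.resize(s['frame'][200:400,360:560],None,fx=3,fy=3,interpolation=cv2.INTER_CUBIC)); W=cloud(s);X,Y,Z=W[...,0],W[...,1],W[...,2]
m=(abs(X-503)<25)&(abs(Y-314)<30)&(Z>250)&(Z<330); print('gripz',np.median(Z[m]),np.nanmax(Z[m]))
s=snap('top'); cv2.imwrite('pics/t10.png',cv2.resize(s['frame'][160:360,120:320],None,fx=3,fy=3,interpolation=cv2.INTER_CUBIC));st()
W=cloud(s);X,Y,Z=W[...,0],W[...,1],W[...,2]
m=(abs(X-503)<25)&(abs(Y-314)<30)&(Z>250)&(Z<330); print('gripz',np.median(Z[m]),np.nanmax(Z[m]))
"
```

```text
time: 11.03
tool_pos: [361.5, 276.9, 268.4]
tcp_rot: [-178.3, 0.5, 96.0]
ft_force: [0.3, -0.6, -1.2]
finger_gap: 29.8
gripz 269.38680436801235 273.2717111140861
11.1333 [364.2 276.9 270.9] [-178.44    0.41   95.91] gap 30.0 F [ 1.2 -0.3  0.4]
gripz 271.43584757356626 276.7849352926022
```

View pics/t10.png

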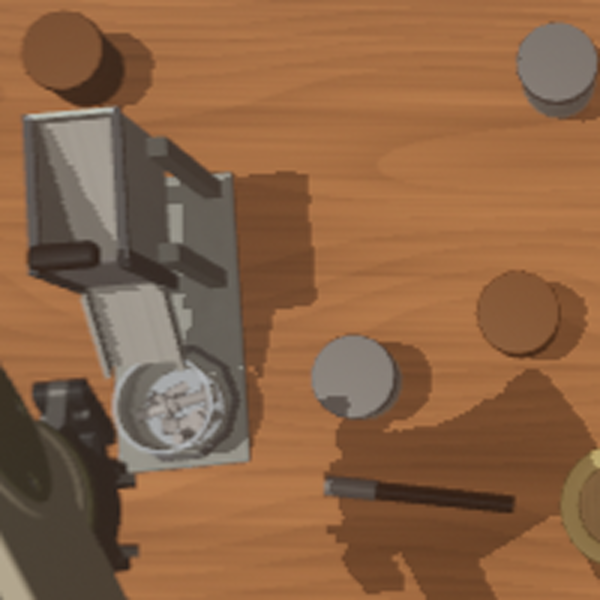

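Run:
```python
from h import *
s=snap('top'); print(world(s,174.3,295.7,71)); o=s['frame'].copy()
for c,cx,cy,r,z in(((0,0,255),434.5,306,33,71),((0,255,0),436,306,33,71)):
    for t in np.linspace(0,6.28,120):
      u,v=pix(s,(cx+r*np.cos(t),cy+r*np.sin(t),z)); o[int(round(v)),int(round(u))]=c
cv2.imwrite('pics/t11.png',cv2.resize(o[260:330,140:220],None,fx=8,fy=8,interpolation=cv2.INTER_NEAREST))
```

```text
[428.52483979 303.78902614  71.        ]
```

View pics/t11.png

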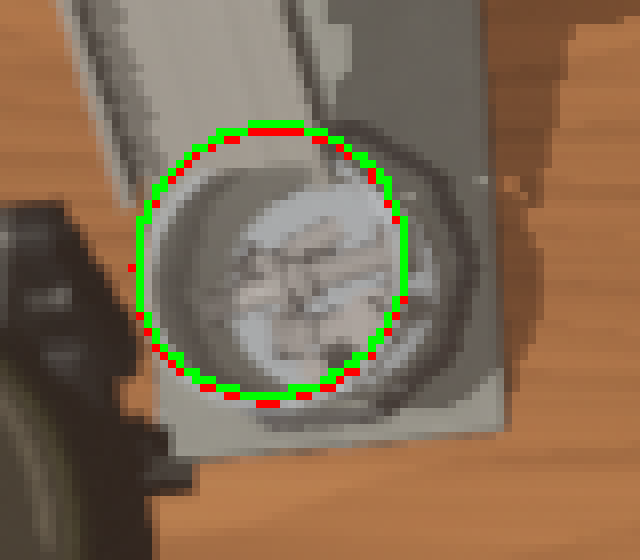

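```bash
python3 -m pendant '[12,8,-20,0,26,13,8,-35,0,26,12,8,-35,0,26,0,0,-30,0,26,0,0,-10,0,26,0,0,0,0,26]'
```

```text
time: 11.68
tool_pos: [413.8, 309.0, 149.0]
tcp_rot: [-179.6, -0.2, 95.7]
ft_force: [0.5, 0.3, -0.5]
finger_gap: 26.0
```

```bash
python3 -m pendant '[-11,-6,-10,0,26,0,0,-10,0,26,0,0,0,0,26]'
```

```text
time: 11.93
tool_pos: [405.9, 304.9, 133.0]
tcp_rot: [-179.9, -0.4, 95.6]
ft_force: [-0.2, -0.2, -0.1]
finger_gap: 25.9
```

```bash
python3 -m pendant '[-4,-3,-15,0,26,0,0,-20,0,26,0,0,-20,0,26,0,0,-15,0,26,0,0,0,0,26]'
```

```text
time: 12.35
tool_pos: [410.7, 307.1, 73.0]
tcp_rot: [179.1, -0.9, 95.6]
ft_force: [0.0, 1.0, -0.5]
finger_gap: 26.2
```

```bash
python3 -m pendant '[-9,-5,2,0,26,0,0,0,0,26,0,0,0,0,26]'
```

```text
time: 12.6
tool_pos: [405.1, 304.1, 80.3]
tcp_rot: [178.8, -1.0, 95.6]
ft_force: [0.2, -1.0, -0.0]
finger_gap: 26.1
```

```bash
python3 -m pendant '[-4,-2,-8,0,26,-2,-1,-9,0,26,-2,-1,-8,0,26,0,0,-2,0,26,0,0,0,0,26]'
```

```text
time: 13.02
tool_pos: [399.9, 301.8, 55.0]
tcp_rot: [178.4, -1.2, 95.6]
ft_force: [0.5, 0.9, -0.1]
finger_gap: 26.2
```

```bash
python3 -m pendant '[1,0,-3,0,26,0,0,-1,0,26,0,0,0,0,0,0,0,0,0,0,0,0,0,0,0,0,0,0,0,0,0,0,0,0,0]' 50
```

```text
time: 13.6
tool_pos: [401.8, 301.9, 50.4]
tcp_rot: [178.4, -1.2, 95.6]
ft_force: [1.0, 0.4, -0.6]
finger_gap: 2.5
```

```bash
python3 -m pendant '[0,0,5,0,0,0,0,6,0,0,0,0,0,0,0,0,0,0,0,0]'
```

```text
time: 13.93
tool_pos: [400.9, 301.7, 62.2]
tcp_rot: [178.5, -1.2, 95.6]
ft_force: [-0.3, 0.2, -2.6]
finger_gap: 2.3
```

```bash
python3 -m pendant '[-5,-1,0,0,0,-10,-1,0,0,0,-15,-2,0,0,0,-20,-2,0,0,0,-20,-3,0,0,0,0,0,0,0,0]'; python3 -c "
from h import *
s=snap('scene'); cv2.imwrite('pics/s12.png',cv2.resize(s['frame'][180:380,360:560],None,fx=3,fy=3,interpolation=cv2.INTER_CUBIC)); s=snap('top'); cv2.imwrite('pics/t12.png',cv2.resize(s['frame'][240:440,80:280],None,fx=3,fy=3,interpolation=cv2.INTER_CUBIC));st()"
```

```text
time: 14.43
tool_pos: [324.5, 290.6, 60.6]
tcp_rot: [178.7, -1.1, 95.5]
ft_force: [-1.4, 0.3, -2.3]
finger_gap: 2.7
14.5333 [327.5 291.5  61.7] [178.49  -1.15  95.49] gap 2.8 F [ 1.2  0.2 -1. ]
```

View pics/s12.png

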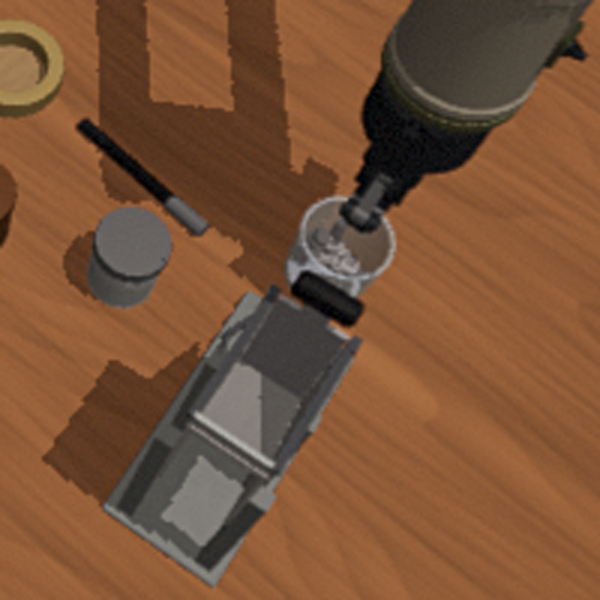

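View pics/t12.png

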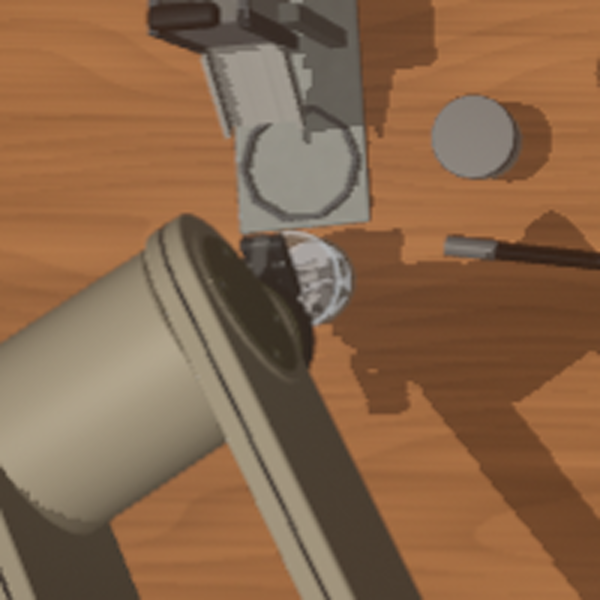

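Run:
```python
from h import *
s=snap('top'); cv2.imwrite('pics/tub_t.png',cv2.resize(s['frame'][130:350,360:640],None,fx=2.8,fy=2.7,interpolation=cv2.INTER_CUBIC))
W=cloud(s);X,Y,Z=W[...,0],W[...,1],W[...,2]
m=(X>340)&(X<700)&(Y<-60)&(Y>-360)
# front wall face: points with z 20..95 facing +y : fit line per view
for n in('top','scene'):
    s=snap(n);W=cloud(s);X,Y,Z=W[...,0],W[...,1],W[...,2]
    m=(X>400)&(X<640)&(Y<-90)&(Y>-145)&(Z>15)&(Z<98)&~((X>480)&(X<550))
    P=W[m]; p=np.polyfit(P[:,0],P[:,1],1); r=P[:,1]-np.polyval(p,P[:,0]); k=abs(r)<6; p=np.polyfit(P[k,0],P[k,1],1); print(n,'front wall',k.sum(),p,np.degrees(np.arctan(p[0])),r[k].std())
    for nm,lo,hi in(('xlo',340,420),('xhi',630,720)):
        m=(X>lo)&(X<hi)&(Y<-140)&(Y>-300)&(Z>15)&(Z<98); P=W[m]
        if len(P)>50:
            p=np.polyfit(P[:,1],P[:,0],1); r=P[:,0]-np.polyval(p,P[:,1]); k=abs(r)<6; p=np.polyfit(P[k,1],P[k,0],1); print(nm,k.sum(),p,np.degrees(np.arctan(p[0])),r[k].std())
    m=(X>400)&(X<640)&(Y<-150)&(Y>-260)&(Z<30); print('floor z',np.median(Z[m]))
```

```text
top front wall 472 [ 1.02049390e-01 -1.74296775e+02] 5.8268281780072675 0.2903005711811325
xlo 72 [-1.05440238e-01  3.62831256e+02] -6.019040540294802 1.1892171563907965
xhi 685 [-1.02283471e-01  6.46985473e+02] -5.840101508577925 0.5020627490704025
floor z 5.117918210411744
scene front wall 1022 [ 1.01855578e-01 -1.74417802e+02] 5.815837803455388 0.8031578829993435
xlo 807 [-1.01920031e-01  3.64312692e+02] -5.819492780173028 0.9922577542490927
xhi 252 [-1.00695314e-01  6.52308854e+02] -5.750034529045087 1.1649503062396265
floor z 3.205578228517197
```

View pics/tub_t.png

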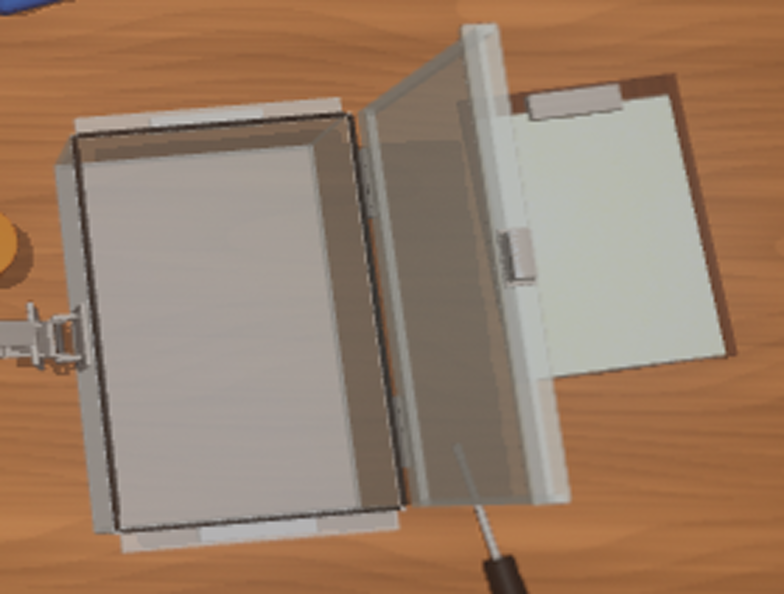

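```bash
python3 -m pendant '[5,0,15,0,0,10,0,25,0,0,10,0,30,0,0,10,-5,30,0,0,5,-15,15,0,0,4,-25,0,0,0,4,-30,0,0,0,4,-30,0,0,0,4,-30,0,0,0,4,-30,0,0,0]'
```

```text
time: 15.52
tool_pos: [395.8, 123.5, 185.3]
tcp_rot: [178.2, -1.2, 95.6]
ft_force: [1.0, -0.7, -2.1]
finger_gap: 2.8
```

```bash
python3 -m pendant '[4,-30,0,0,0,4,-30,0,0,0,4,-30,0,0,0,4,-30,0,0,0,4,-30,0,0,0,4,-30,0,0,0,4,-30,0,0,0,4,-30,0,0,0,4,-30,0,0,0,3,-25,0,0,0,0,-10,0,0,0]'
```

```text
time: 16.43
tool_pos: [439.8, -207.1, 189.1]
tcp_rot: [177.7, -0.9, 95.1]
ft_force: [0.4, 0.1, -2.0]
finger_gap: 2.6
```

```bash
python3 -m pendant '[-6,-2,-20,0,0,-3,-1,-25,0,0,0,0,-30,0,0,0,0,-30,0,0,0,0,-15,0,0,0,0,0,0,0]'; python3 -c "
from h import *
s=snap('scene'); cv2.imwrite('pics/s13.png',cv2.resize(s['frame'][40:260,100:380],None,fx=2.8,fy=2.7,interpolation=cv2.INTER_CUBIC)); s=snap('top'); cv2.imwrite('pics/t13.png',cv2.resize(s['frame'][130:350,360:640],None,fx=2.8,fy=2.7,interpolation=cv2.INTER_CUBIC));st()"
```

```text
time: 16.93
tool_pos: [432.4, -217.0, 67.7]
tcp_rot: [177.5, -0.6, 94.5]
ft_force: [-0.2, 0.6, -2.0]
finger_gap: 2.3
17.0333 [ 433.9 -217.9   70.7] [177.29  -0.49  94.57] gap 2.5 F [-0.1  0.6 -1.5]
```

View pics/s13.png

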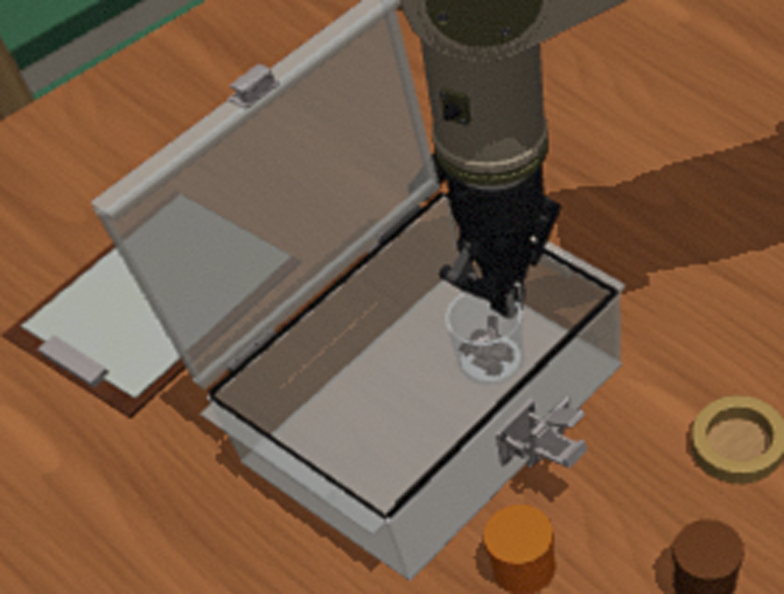

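View pics/t13.png

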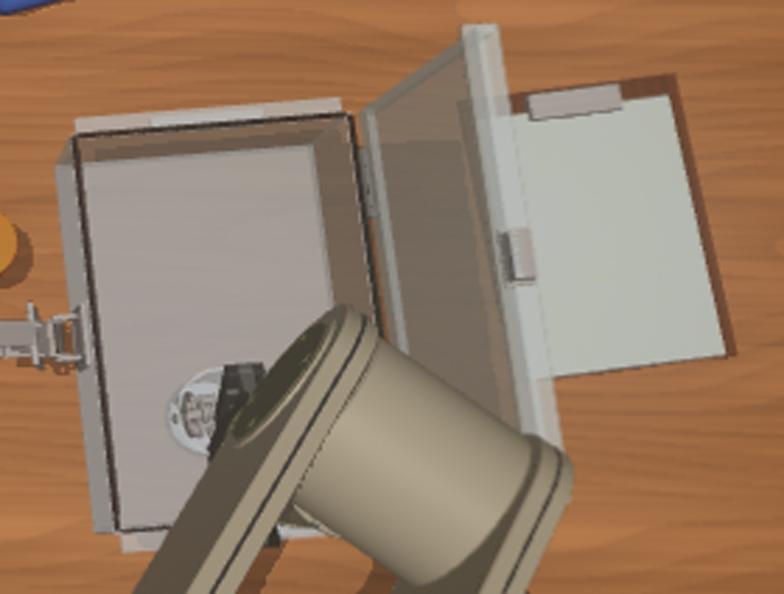

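```bash
python3 -m pendant '[-2,4,-7,0,0,0,2,-7,0,0,0,0,-4,0,0,0,0,-2,0,0,0,0,0,0,0]'
```

```text
time: 17.45
tool_pos: [436.2, -213.4, 55.2]
tcp_rot: [176.8, -0.1, 94.6]
ft_force: [0.5, 0.1, -1.8]
finger_gap: 2.4
```

```bash
python3 -m pendant '[0,0,-4,0,0,0,0,-3,0,0,0,0,-2,0,0,0,0,0,0,0]'
```

```text
time: 17.78
tool_pos: [438.0, -214.8, 47.9]
tcp_rot: [176.6, 0.0, 94.6]
ft_force: [-0.2, 0.3, -2.0]
finger_gap: 2.3
```

```bash
python3 -m pendant '[0,0,-3,0,0,0,0,-2,0,0,0,0,0,0,0]'
```

```text
time: 18.03
tool_pos: [440.2, -216.3, 48.1]
tcp_rot: [176.5, 0.2, 94.6]
ft_force: [1.1, -0.7, -2.1]
finger_gap: 2.5
```

```bash
python3 -m pendant '[-2,1,-4,0,0,-1,1,-3,0,0,0,0,0,0,0]'
```

```text
time: 18.28
tool_pos: [441.8, -217.2, 48.2]
tcp_rot: [176.0, 0.5, 94.6]
ft_force: [-0.6, -0.4, -1.9]
finger_gap: 2.5
```

```bash
python3 -c "
from h import *
s=sensors.sense(); print(s['joint_pos'].round(1),s['joint_efforts'].round(1),s['wrist_torque'].round(2)); st()
s=snap('scene'); cv2.imwrite('pics/s14.png',s['frame']); s=snap('top'); cv2.imwrite('pics/t14.png',s['frame'])"
```

```text
[-33.7  -2.9 116.1   2.3  63.3 -39.3] [  0.  -43.9 -46.6   0.3  -0.3   0. ] [-0.03  0.1   0.04]
18.2833 [ 441.8 -217.2   48.2] [175.97   0.53  94.62] gap 2.5 F [-0.6 -0.4 -1.9]
```

View pics/s14.png

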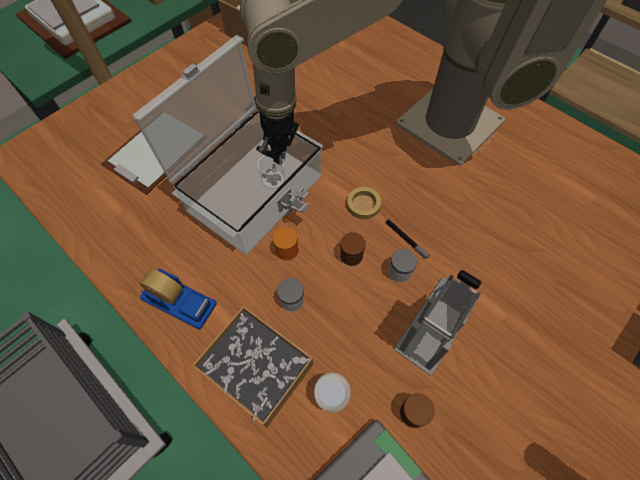

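View pics/t14.png

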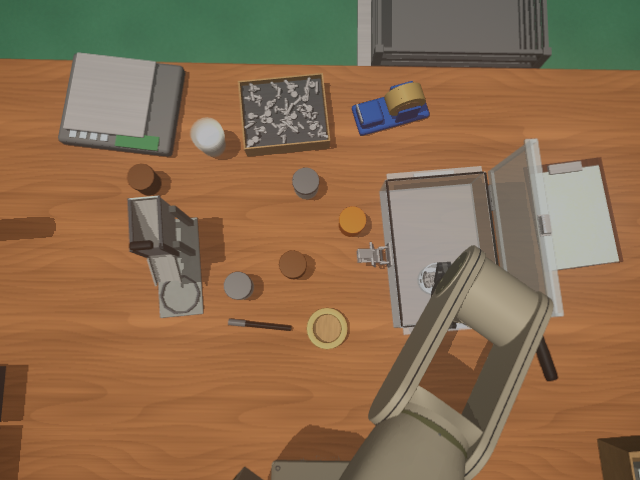

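```bash
python3 -m pendant '[0,0,-6,0,0]'; python3 -m pendant '[0,0,0,0,0]'; python3 -m pendant '[0,0,0,0,0]'
```

```text
time: 18.47
tool_pos: [443.3, -218.2, 44.7]
tcp_rot: [175.8, 0.6, 94.6]
ft_force: [-21.1, 13.6, 60.2]
finger_gap: 2.4
time: 18.55
tool_pos: [443.6, -218.3, 45.1]
tcp_rot: [175.8, 0.6, 94.6]
ft_force: [1.4, 0.2, -1.8]
finger_gap: 2.4
time: 18.63
tool_pos: [443.8, -218.5, 45.1]
tcp_rot: [175.8, 0.7, 94.6]
ft_force: [-0.2, -0.5, -1.9]
finger_gap: 2.5
```

That spike means the cup is already on the floor: the zero rows reset the target, so no force showed before it. I'll release it.

```bash
python3 -m pendant '[0,0,0,0,16,0,0,0,0,16,0,0,0,0,16,0,0,0,0,16,0,0,15,0,16,0,0,25,0,16,0,0,30,0,16,0,0,40,0,16,-5,0,40,0,16,-5,0,20,0,30]'; python3 -c "
from h import *
s=snap('scene'); cv2.imwrite('pics/s15.png',cv2.resize(s['frame'][40:260,100:380],None,fx=2.8,fy=2.7,interpolation=cv2.INTER_CUBIC));st()"
```

```text
time: 19.47
tool_pos: [424.7, -212.5, 208.6]
tcp_rot: [176.8, -0.2, 94.6]
ft_force: [0.3, -1.4, 1.1]
finger_gap: 26.9
19.5167 [ 425.5 -213.5  211.8] [1.7662e+02 2.0000e-02 9.4610e+01] gap 29.9 F [2.6 0.  4. ]
```

View pics/s15.png

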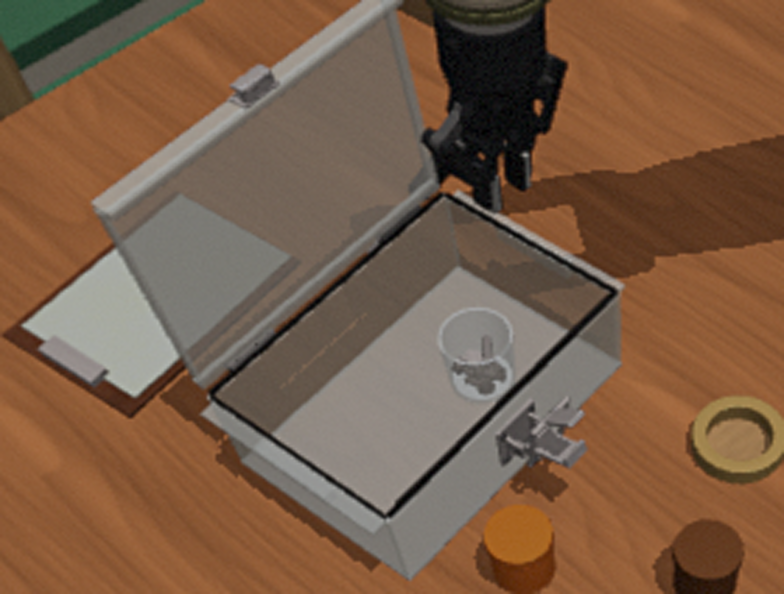

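```bash
python3 - <<'E'
from h import *
s=snap('top'); W=cloud(s);X,Y,Z=W[...,0],W[...,1],W[...,2]
f=s['frame'].astype(int); sat=f.max(-1)-f.min(-1)
m=(Z>60)&(Z<75)&(X>350)&(X<750)&(Y>-60)&(Y<240)&(sat<30)
n,l,stt,c=cv2.connectedComponentsWithStats(m.astype(np.uint8))
for i in range(1,n):
    if stt[i,4]>200: print(stt[i],c[i].round(1),world(s,c[i][0],c[i][1],66).round(1))
E
python3 -m pendant '[-2,20,0,-0.12,60,-2,30,0,-0.12,60,-2,35,0,-0.12,80,-2,38,0,-0.12,80,-2,38,0,-0.12,80,0,38,0,-0.12,80,0,38,0,-0.12,80,0,38,0,-0.12,80,0,38,0,-0.12,80,0,38,0,-0.12,80,0,30,0,-0.12,80]'
```

```text
[293 168  26  27 555] [305.4 180.7] [666.4  50.4  66. ]
[224 272  28  27 600] [237.5 285.2] [451.3 181.1  66. ]
time: 20.48
tool_pos: [412.9, 119.2, 199.9]
tcp_rot: [177.0, 0.4, 26.9]
ft_force: [0.1, -1.6, -1.0]
finger_gap: 79.8
```

```bash
python3 -m pendant '[10,20,-20,-0.12,80,12,20,-20,-0.12,80,10,12,-20,-0.12,80,0,0,-15,0,80,0,0,0,0,80]'
```

```text
time: 20.9
tool_pos: [442.9, 180.5, 117.0]
tcp_rot: [176.9, 0.5, 5.2]
ft_force: [-0.7, -0.1, -1.1]
finger_gap: 80.5
```

```bash
python3 -m pendant '[5,0,-20,0,80,3,0,-25,0,80,0,0,-20,0,80,0,0,-17,0,80,0,0,0,0,80]'
```

```text
time: 21.32
tool_pos: [449.1, 179.5, 30.5]
tcp_rot: [176.9, 0.7, 5.4]
ft_force: [-0.7, -0.4, -0.6]
finger_gap: 79.9
```

```bash
python3 -m pendant '[0,0,0,0,40,0,0,0,0,40,0,0,0,0,40,0,0,0,0,40,0,0,0,0,40,0,0,0,0,40]' 50;  python3 -m pendant '[0,0,15,0,40,0,0,30,0,40,0,0,40,0,40,0,0,40,0,40,0,0,30,0,40,0,0,0,0,40]'
```

```text
time: 21.82
tool_pos: [450.8, 179.3, 35.3]
tcp_rot: [176.9, 0.5, 5.5]
ft_force: [-0.6, 0.2, -2.0]
finger_gap: 54.9
time: 22.32
tool_pos: [446.1, 177.7, 195.5]
tcp_rot: [176.8, 0.9, 5.5]
ft_force: [0.9, 1.1, -0.1]
finger_gap: 55.2
```

```bash
python3 -m pendant '[10,-20,0,0,40,15,-32,0,0,40,15,-32,0,0,40,15,-32,0,0,40,15,-32,0,0,40,15,-32,0,0,40,15,-32,0,0,40,15,-32,0,0,40,15,-32,0,0,40,15,-32,0,0,40,12,-25,0,0,40,0,0,0,0,40]'; python3 -c "
from h import *
s=snap('scene'); cv2.imwrite('pics/s16.png',cv2.resize(s['frame'][40:260,100:380],None,fx=2.8,fy=2.7,interpolation=cv2.INTER_CUBIC));st()"
```

```text
time: 23.32
tool_pos: [607.5, -169.8, 195.9]
tcp_rot: [177.0, 0.4, 6.0]
ft_force: [-0.4, 0.4, -1.4]
finger_gap: 55.2
23.3667 [ 606.7 -168.   195.5] [177.08   0.43   5.97] gap 55.0 F [-0.4 -0.3 -3.2]
```

View pics/s16.png

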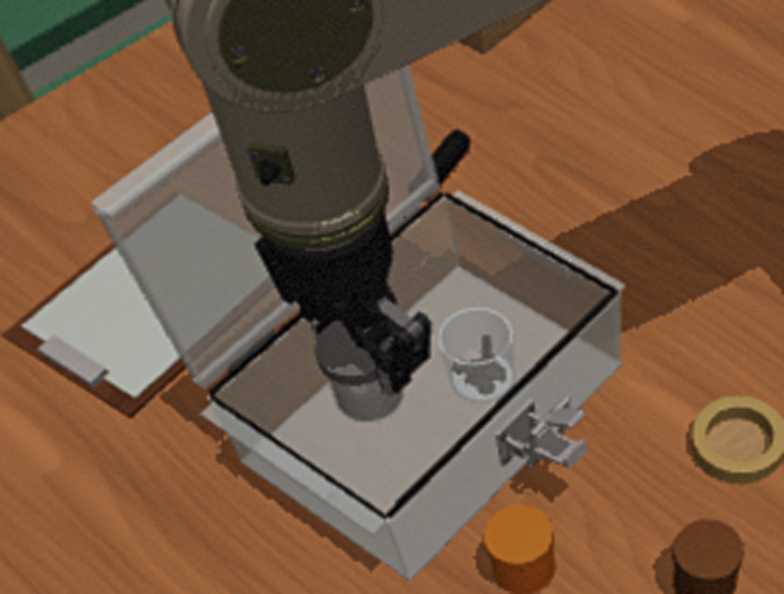

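```bash
python3 -m pendant '[9,-12,-10,0,40,8,-10,-20,0,40,0,0,-30,0,40,0,0,-30,0,40,0,0,-30,0,40,0,0,-10,0,40,0,0,0,0,40]'
```

```text
time: 23.95
tool_pos: [623.3, -186.6, 61.1]
tcp_rot: [177.2, 0.3, 6.0]
ft_force: [-0.4, -0.3, -1.8]
finger_gap: 55.5
```

```bash
python3 -m pendant '[0,-3,-8,0,40,0,-1,-8,0,40]';python3 -m pendant '[0,0,-4,0,40,0,0,-4,0,40]'
```

```text
time: 24.12
tool_pos: [624.3, -189.7, 46.9]
tcp_rot: [177.1, 0.2, 6.1]
ft_force: [0.3, -0.3, -2.7]
finger_gap: 55.3
time: 24.28
tool_pos: [625.6, -190.1, 40.2]
tcp_rot: [177.0, 0.0, 6.2]
ft_force: [0.5, -0.5, -2.3]
finger_gap: 55.2
```

```bash
python3 -m pendant '[0,0,-4,0,40]';python3 -m pendant '[0,0,-3,0,40]'
```

```text
time: 24.37
tool_pos: [626.5, -190.4, 37.1]
tcp_rot: [177.0, -0.1, 6.2]
ft_force: [-0.1, -0.2, -2.4]
finger_gap: 55.2
time: 24.45
tool_pos: [627.6, -190.6, 35.3]
tcp_rot: [177.0, -0.2, 6.1]
ft_force: [-5.7, 4.1, 19.2]
finger_gap: 55.3
```

```bash
python3 -m pendant '[0,0,0,0,75,0,0,0,0,75,0,0,0,0,75,0,0,0,0,75,0,0,20,0,75,0,0,35,0,75,0,0,40,0,75,0,0,40,0,75,0,10,40,0,75,0,20,10,0,75]'; python3 -c "
from h import *
s=snap('scene'); cv2.imwrite('pics/s17.png',cv2.resize(s['frame'][40:260,100:380],None,fx=2.8,fy=2.7,interpolation=cv2.INTER_CUBIC));st()"
```

```text
time: 25.28
tool_pos: [622.8, -162.2, 223.9]
tcp_rot: [177.1, 0.2, 5.9]
ft_force: [1.1, 0.9, 1.7]
finger_gap: 75.2
25.3333 [ 623.5 -157.6  224.1] [1.7719e+02 1.2000e-01 6.0500e+00] gap 74.9 F [1.9 2.2 1. ]
```

View pics/s17.png

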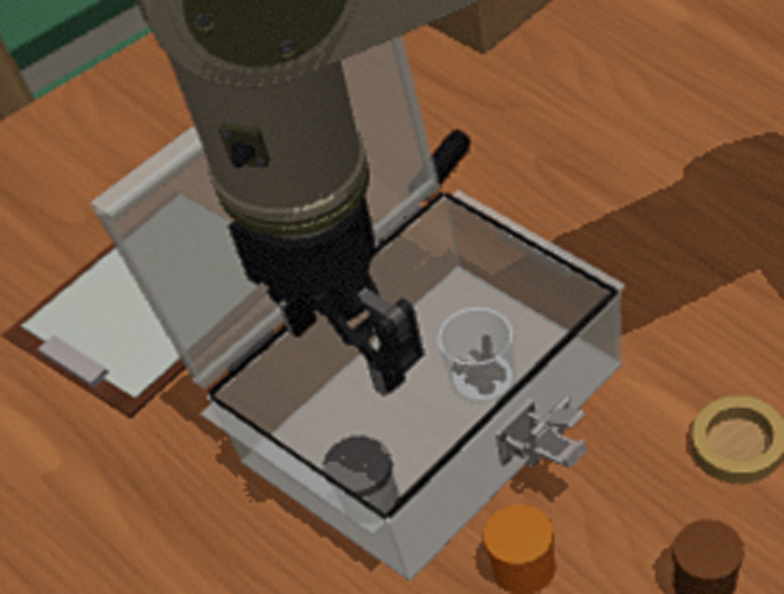

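```bash
python3 -m pendant '[3,20,0,0,80,8,38,-10,0,80,8,38,-20,0,80,8,38,-20,0,80,8,38,-20,0,80,6,20,-10,0,80,0,0,0,0,80,0,0,0,0,80]'; python3 -c "
from h import *
s=snap('scene'); cv2.imwrite('pics/s18.png',cv2.resize(s['frame'][180:400,180:460],None,fx=2.8,fy=2.7,interpolation=cv2.INTER_CUBIC));st()
W=cloud(s);X,Y,Z=W[...,0],W[...,1],W[...,2]
m=(Z>62)&(Z<70)&(abs(X-666)<50)&(abs(Y-50)<50); print(m.sum(), cv2.minEnclosingCircle(W[m][:,:2].astype(np.float32)))
"
```

```text
time: 26.0
tool_pos: [666.2, 39.1, 148.9]
tcp_rot: [176.9, -0.6, 6.0]
ft_force: [-0.2, -0.1, -0.3]
finger_gap: 80.2
26.05 [666.   38.9 148.7] [176.92  -0.55   5.96] gap 80.0 F [ 0.2 -0.1 -0.8]
498 ((668.440673828125, 50.40347671508789), 27.895885467529297)
```

View pics/s18.png

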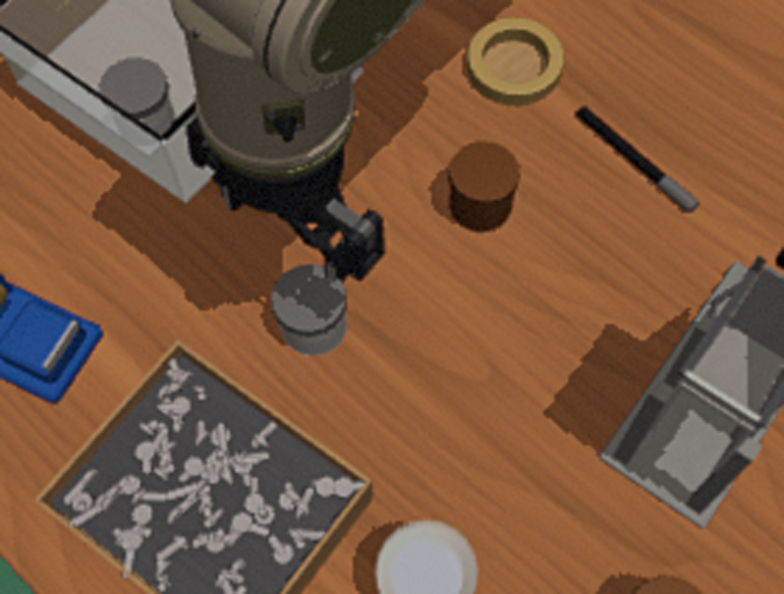

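Jar A is at (667, 50). I'll descend onto it.

```bash
python3 -m pendant '[1,11,-15,0,82,0,0,-25,0,82,0,0,-20,0,82,0,0,0,0,82]'
```

```text
time: 26.38
tool_pos: [669.5, 47.0, 89.5]
tcp_rot: [176.8, -1.0, 5.7]
ft_force: [-0.2, -0.0, -1.1]
finger_gap: 82.4
```

```bash
python3 -m pendant '[-2,3,-15,0,82,-1,0,-20,0,82,-1,0,-20,0,82,0,0,0,0,82]';python3 -m pendant '[0,0,0,0,40,0,0,0,0,40,0,0,0,0,40,0,0,0,0,40,0,0,0,0,40,0,0,0,0,40]' 50
```

```text
time: 26.72
tool_pos: [667.0, 46.5, 35.7]
tcp_rot: [176.8, -1.3, 5.3]
ft_force: [-1.4, 0.1, -1.8]
finger_gap: 81.9
time: 27.22
tool_pos: [671.0, 44.6, 43.6]
tcp_rot: [176.8, -1.7, 5.1]
ft_force: [-0.0, 0.1, -1.1]
finger_gap: 54.5
```

```bash
python3 -m pendant '[0,0,15,0,40,0,0,30,0,40,0,0,40,0,40,0,0,40,0,40,-3,-10,20,0,40,-8,-25,0,0,40,-10,-30,0,0,40,-14,-38,0,0,40,-14,-38,0,0,40,-14,-38,0,0,40,-14,-25,0,0,40,0,0,0,0,40]'; python3 -c "
from h import *
s=snap('scene'); cv2.imwrite('pics/s19.png',cv2.resize(s['frame'][40:260,100:380],None,fx=2.8,fy=2.7,interpolation=cv2.INTER_CUBIC));st()"
```

```text
time: 28.22
tool_pos: [589.7, -164.0, 213.8]
tcp_rot: [176.4, -2.4, 5.7]
ft_force: [0.4, 0.1, -0.3]
finger_gap: 54.9
28.2667 [ 590.8 -162.4  214.3] [176.48  -2.53   5.67] gap 54.7 F [ 0.5 -0.2 -0.5]
```

View pics/s19.png

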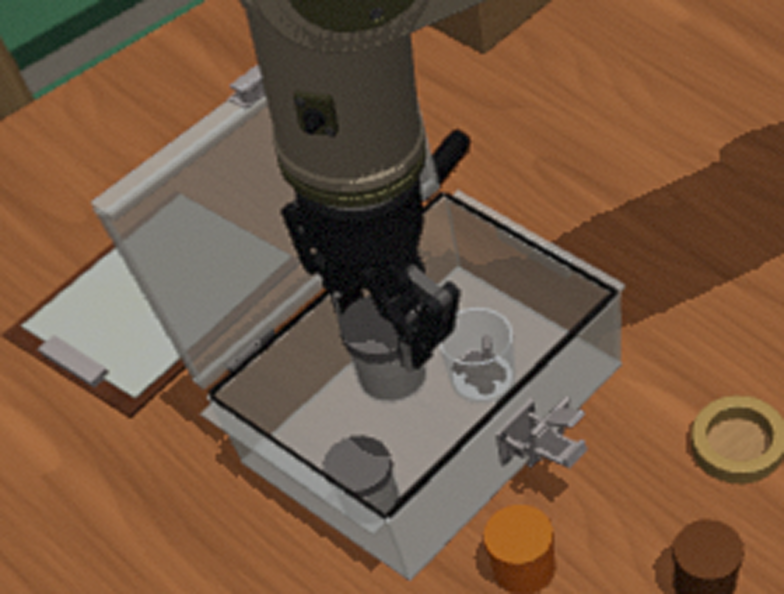

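```bash
python3 -c "
from h import *
s=snap('scene'); print(world(s,270.4,165.9,69)); print(world(s,100+358/2.8,40+459/2.7,70))"
```

```text
[ 476.37998814 -209.8885484    69.        ]
[ 629.78874408 -189.10502248   70.        ]
```

```bash
python3 -m pendant '[-20,-20,-10,0,40,-18,-17,-20,0,40,0,0,-30,0,40,0,0,-30,0,40,0,0,-30,0,40,0,0,-15,0,40,0,0,0,0,40]'
```

```text
time: 28.9
tool_pos: [558.8, -191.0, 82.9]
tcp_rot: [176.4, -3.3, 6.2]
ft_force: [-0.8, 0.1, -1.4]
finger_gap: 54.9
```

```bash
python3 -m pendant '[-5,-5,-10,0,40,-3,-3,-10,0,40,0,0,-8,0,40]';python3 -m pendant '[0,0,-4,0,40]';python3 -m pendant '[0,0,-4,0,40]'
```

```text
time: 29.15
tool_pos: [553.7, -197.5, 57.0]
tcp_rot: [176.3, -3.5, 6.5]
ft_force: [0.8, -0.5, -1.6]
finger_gap: 54.7
time: 29.23
tool_pos: [553.6, -197.4, 52.5]
tcp_rot: [176.3, -3.5, 6.5]
ft_force: [-0.3, -0.1, -0.5]
finger_gap: 54.9
time: 29.32
tool_pos: [554.1, -197.6, 48.8]
tcp_rot: [176.3, -3.6, 6.5]
ft_force: [0.5, -0.0, -1.6]
finger_gap: 54.5
```

```bash
python3 -m pendant '[0,0,-4,0,40]';python3 -m pendant '[0,0,-4,0,40]'
```

```text
time: 29.4
tool_pos: [554.6, -197.8, 45.0]
tcp_rot: [176.3, -3.6, 6.5]
ft_force: [0.3, 0.5, -0.5]
finger_gap: 54.7
time: 29.48
tool_pos: [556.5, -198.2, 42.6]
tcp_rot: [176.2, -3.9, 6.5]
ft_force: [-1.0, 5.8, 24.1]
finger_gap: 54.6
```

```bash
python3 -m pendant '[0,0,0,0,78,0,0,0,0,78,0,0,0,0,78,0,0,0,0,78,0,0,20,0,78,0,0,35,0,78,0,0,40,0,78,0,0,40,0,78,0,10,40,0,78,0,20,20,0,78]'; python3 -m pendant '[-5,35,10,0,30,-5,38,10,0,10,-5,38,0,0,10,-5,38,0,0,10,0,38,0,0,0]'; python3 -c "
from h import *
s=snap('scene'); cv2.imwrite('pics/s20.png',cv2.resize(s['frame'][40:260,100:380],None,fx=2.8,fy=2.7,interpolation=cv2.INTER_CUBIC));st()
s=snap('top'); cv2.imwrite('pics/t20.png',cv2.resize(s['frame'][130:350,330:610],None,fx=2.8,fy=2.7,interpolation=cv2.INTER_CUBIC))"
```

```text
time: 30.32
tool_pos: [550.1, -168.1, 238.0]
tcp_rot: [176.5, -3.2, 6.2]
ft_force: [1.0, -0.2, 0.3]
finger_gap: 78.2
time: 30.73
tool_pos: [532.3, 19.5, 271.4]
tcp_rot: [176.1, -4.2, 5.7]
ft_force: [0.7, -0.4, 0.3]
finger_gap: 17.3
30.7833 [532.3  26.4 271.3] [176.32  -4.26   5.95] gap 9.5 F [-0.2  4.6 -0.2]
```

View pics/s20.png

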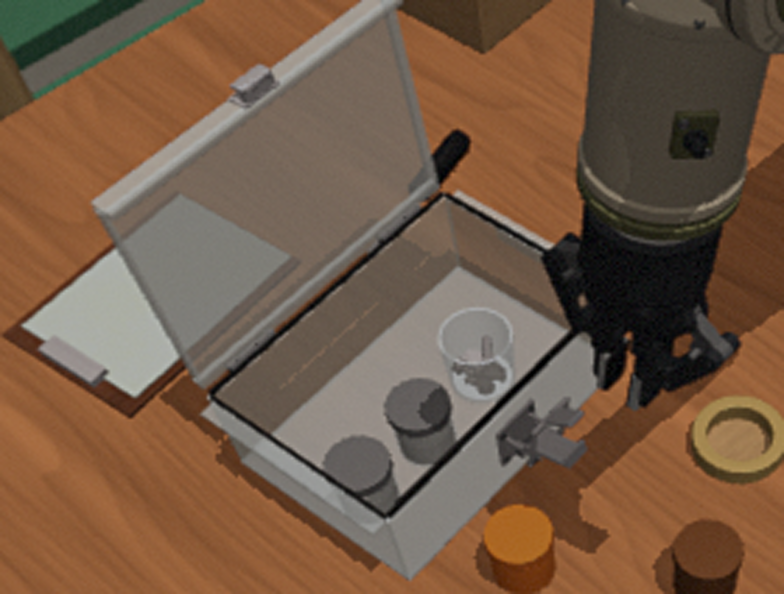

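View pics/t20.png

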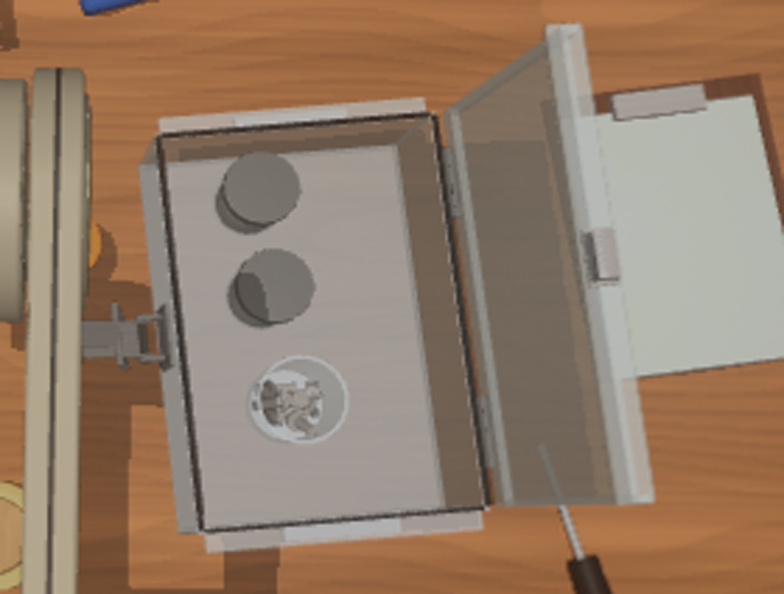

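```bash
cat >> h.py <<'E'
C=np.array([528.1,-221.0,0]); th=np.radians(5.82)
TX=np.array([np.sin(th),-np.cos(th),0]); TY=np.array([np.cos(th),np.sin(th),0])
def tub(W):
    d=W-C; return np.stack([d@TX,d@TY,d[...,2]],-1)
def wor(p): return C+p[0]*TX+p[1]*TY+np.array([0,0,p[2]])
E
python3 - <<'E'
from h import *
img=np.full((600,700,3),255,np.uint8)
for n,c in(('top',(0,0,255)),('scene',(255,0,0))):
    s=snap(n);T=tub(cloud(s)).reshape(-1,3)
    for nm,ylo,yhi,cc in(('mid',-10,10,c),('side',10,26,(0,160,0)),('side2',-26,-10,(0,200,200))):
        m=(T[:,0]<-85)&(T[:,0]>-190)&(T[:,1]>ylo)&(T[:,1]<yhi)&(T[:,2]>10)
        P=T[m]
        for x,y,z in P: cv2.circle(img,(int((x+200)*5.5),int(590-z*3.7)),3 if n=='top' else 2,cc,-1)
    m=(T[:,0]>60)&(T[:,0]<180)&(T[:,1]>-20)&(T[:,1]<20)&(T[:,2]>290)
    P=T[m]; print(n,'lid top',P[np.argsort(-P[:,2])][:4].round(1) if len(P) else '')
    m=(T[:,0]>60)&(T[:,0]<180)&(abs(T[:,1])>40)&(abs(T[:,1])<130)&(T[:,2]>150); P=T[m]; p=np.polyfit(P[:,2],P[:,0],1); print('lid slope',p,len(P),P[:,2].max(), P[P[:,2]>300].mean(0))
for z in range(0,160,20): cv2.putText(img,str(z),(0,590-int(z*3.7)),0,.4,(0,0,0))
for x in range(-190,-90,10): cv2.putText(img,str(x),(int((x+200)*5.5),12),0,.4,(0,0,0))
cv2.imwrite('pics/latchprof.png',img)
s=snap('scene'); cv2.imwrite('pics/latchs2.png',cv2.resize(s['frame'][160:230,260:340],None,fx=8,fy=8,interpolation=cv2.INTER_CUBIC))
E
```

```text
top lid top [[106.4  11.2 337.6]
 [105.2 -10.5 336.6]
 [103.6  -2.4 335.7]
 [104.9   6.9 335.7]]
lid slope [3.43723837e-02 9.94759635e+01] 5019 323.729322310887 [109.81343366  -4.16850869 318.38159738]
scene lid top [[107.8  -2.4 333.8]
 [105.8   5.2 332.9]
 [104.5  14.5 332.8]
 [102.6  -7.8 332.8]]
lid slope [3.57748709e-02 1.00407623e+02] 4989 320.07100253775457 [109.54835467  10.6483196  315.95748997]
```

View pics/latchprof.png

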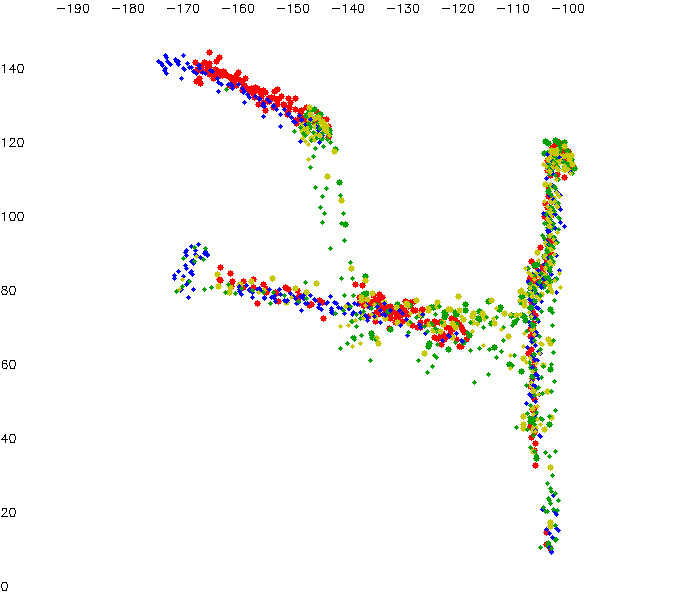

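View pics/latchs2.png

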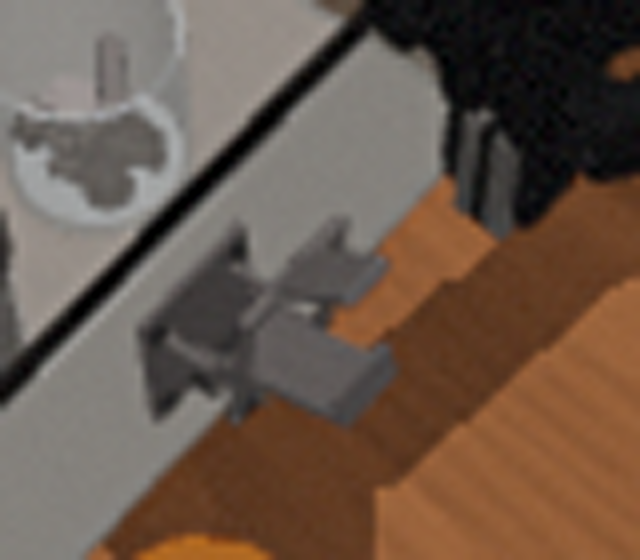

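```bash
python3 -m pendant '[0,0,40,0,0,0,-5,40,0,0,0,-20,40,0,0,1,-38,5,0,0,1,-38,0,0,0,1,-38,0,0,0,1,-38,0,0,0,1,-38,0,0,0,1,-38,0,0,0]'
```

```text
time: 31.73
tool_pos: [531.3, -252.3, 394.1]
tcp_rot: [175.9, -3.5, 5.4]
ft_force: [1.7, -0.2, 1.0]
finger_gap: 0.2
```

```bash
python3 -c "
from h import *
st(); s=snap('scene'); cv2.imwrite('pics/s21.png',s['frame']); print(sensors.sense()['joint_pos'].round(1), tub(sensors.sense()['tool_pos']))"
```

```text
31.7333 [ 531.3 -252.3  394.1] [175.91  -3.55   5.4 ] gap 0.2 F [ 1.7 -0.2  1. ]
[-30.1   0.4  76.1  -1.5  98.2  54.6] [ 38.51205693  -2.06594632 392.71637645]
```

View pics/s21.png

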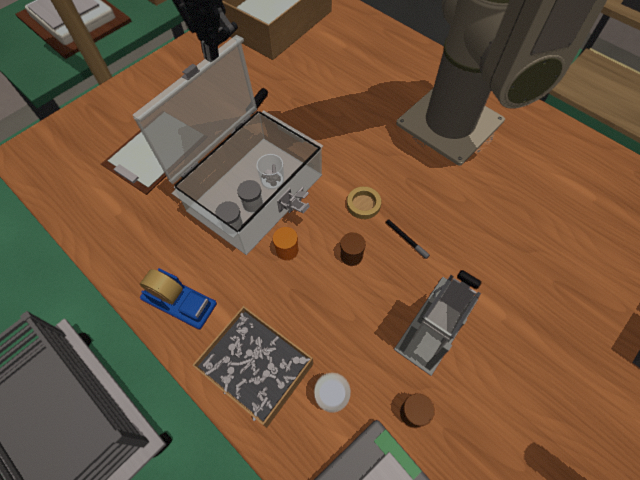

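```bash
python3 -m pendant '[4,-30,0,0,0,4,-36,0,0,0,4,-36,0,0,0,1,-14,0,0,0,0,0,0,0,0,0,0,0,0,0]'; python3 -c "
from h import *
s=sensors.sense(); print(tub(s['tool_pos']).round(1), s['joint_pos'].round(1))"
```

```text
time: 32.28
tool_pos: [533.2, -397.3, 387.6]
tcp_rot: [175.9, -3.0, 3.8]
ft_force: [0.1, 0.9, -0.8]
finger_gap: -0.1
[175.9 -12.8 387.6] [-40.7  12.4  63.8  -0.8  98.8  45.5]
```

```bash
python3 -m pendant '[2,0,-30,0,0,2,0,-35,0,0,2,5,-30,0,0,0,5,-5,0,0,0,0,0,0,0]'; python3 -c "
from h import *
s=sensors.sense(); print(tub(s['tool_pos']).round(1))
s=snap('scene'); cv2.imwrite('pics/s22.png',cv2.resize(s['frame'][0:220,80:360],None,fx=2.8,fy=2.7,interpolation=cv2.INTER_CUBIC))
s=snap('top'); cv2.imwrite('pics/t22.png',cv2.resize(s['frame'][110:330,360:640],None,fx=2.8,fy=2.7,interpolation=cv2.INTER_CUBIC))
"
```

```text
time: 32.7
tool_pos: [536.4, -387.7, 287.3]
tcp_rot: [175.7, -3.2, 3.5]
ft_force: [0.1, 0.9, 0.6]
finger_gap: 0.4
[166.7  -8.7 287.3]
```

View pics/s22.png

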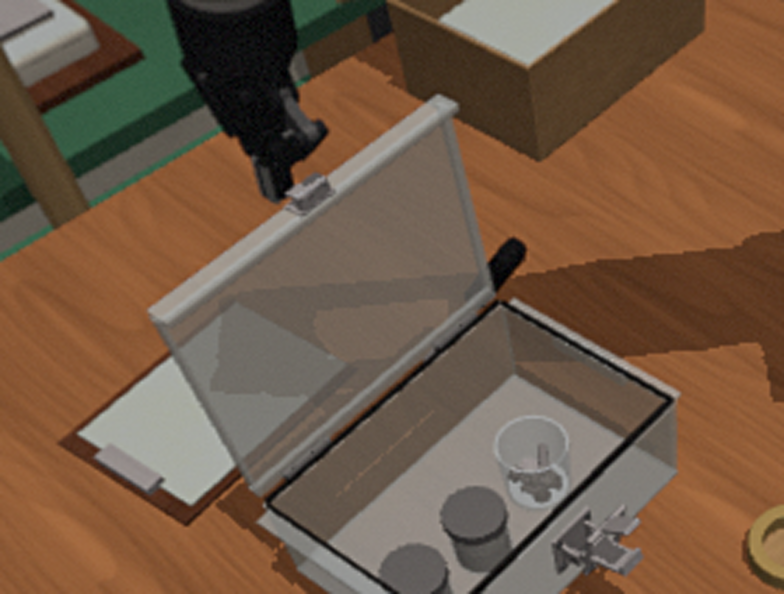

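View pics/t22.png

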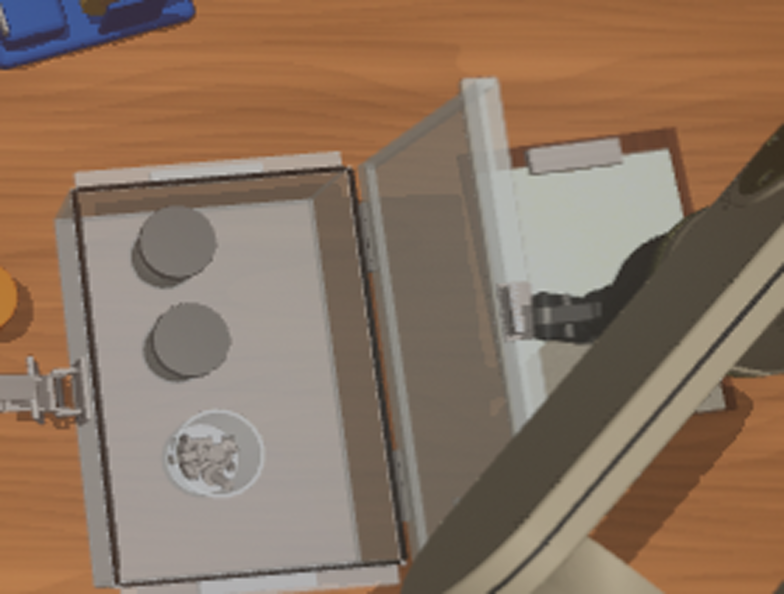

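```bash
python3 -m pendant '[-1,12,0,0,0,-1,12,0,0,0,-1,12,0,0,0,-1,12,0,0,0]';  python3 -c "
from h import *
s=sensors.sense(); print(tub(s['tool_pos']).round(1))"
```

```text
time: 33.13
tool_pos: [534.1, -340.8, 297.5]
tcp_rot: [175.1, -3.7, 3.4]
ft_force: [0.3, -2.3, -0.8]
finger_gap: -0.0
[119.8  -6.2 297.5]
```

```bash
python3 -m pendant '[-2,18,-6,0,0,-2,18,-8,0,0,-2,18,-10,0,0,-2,18,-12,0,0]';  python3 -c "
from h import *
s=sensors.sense(); print(tub(s['tool_pos']).round(1))
s=snap('scene'); cv2.imwrite('pics/s23.png',cv2.resize(s['frame'][0:220,80:360],None,fx=2.8,fy=2.7,interpolation=cv2.INTER_CUBIC))"
```

```text
time: 33.47
tool_pos: [528.7, -265.8, 271.9]
tcp_rot: [174.4, -4.6, 3.4]
ft_force: [-3.0, 0.8, 7.5]
finger_gap: -0.4
[ 44.6  -4.  271.9]
```

View pics/s23.png

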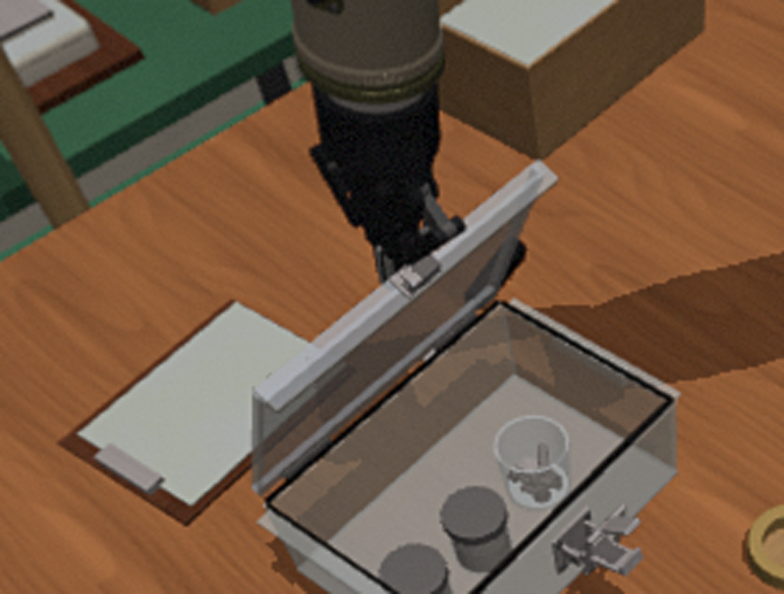

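```bash
python3 -m pendant '[-2,20,-10,0,0,-2,18,-13,0,0,-2,16,-15,0,0,-1,14,-16,0,0,-1,12,-16,0,0]';  python3 -c "
from h import *
s=sensors.sense(); print(tub(s['tool_pos']).round(1))"
```

```text
time: 33.93
tool_pos: [521.8, -176.7, 206.9]
tcp_rot: [174.1, -5.2, 3.7]
ft_force: [0.5, -1.1, 0.6]
finger_gap: 0.6
[-44.7  -1.8 206.9]
```

```bash
python3 -m pendant '[0,2,-15,0,0,0,2,-16,0,0,0,2,-16,0,0]';  python3 -c "
from h import *
s=sensors.sense(); print(tub(s['tool_pos']).round(1))
s=snap('scene'); cv2.imwrite('pics/s24.png',cv2.resize(s['frame'][20:240,80:360],None,fx=2.8,fy=2.7,interpolation=cv2.INTER_CUBIC))"
```

```text
time: 34.18
tool_pos: [523.0, -164.9, 162.2]
tcp_rot: [174.0, -5.7, 4.0]
ft_force: [-0.1, -0.5, 0.7]
finger_gap: 0.1
[-56.4   0.6 162.2]
```

View pics/s24.png

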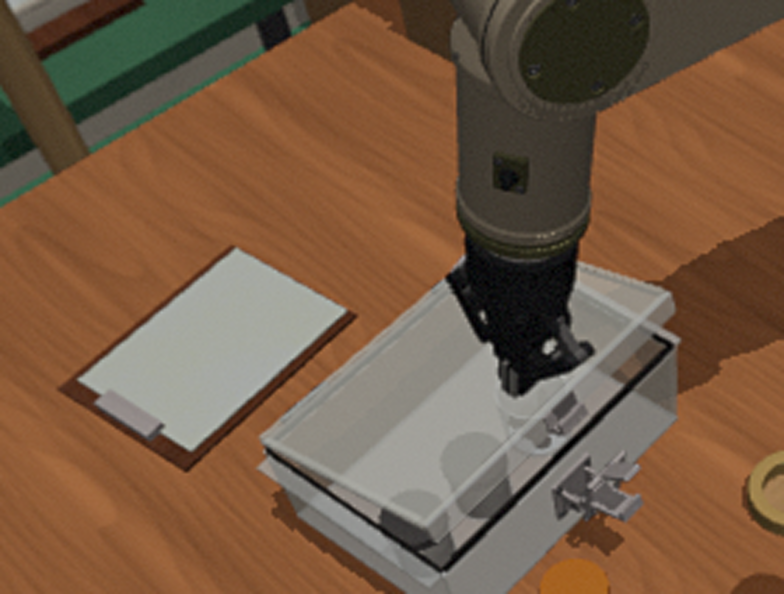

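```bash
python3 -m pendant '[0,0,-14,0,0,0,0,-12,0,0,0,0,-8,0,0]'; python3 -m pendant '[0,0,-5,0,0]'; python3 -m pendant '[0,0,-4,0,0]'
```

```text
time: 34.48
tool_pos: [522.6, -161.9, 127.0]
tcp_rot: [174.0, -5.7, 4.1]
ft_force: [0.2, -0.5, 0.7]
finger_gap: -0.1
time: 34.57
tool_pos: [522.4, -161.4, 121.5]
tcp_rot: [174.1, -5.7, 4.1]
ft_force: [-0.1, 0.6, -0.4]
finger_gap: 0.1
time: 34.65
tool_pos: [522.6, -161.4, 117.8]
tcp_rot: [174.0, -5.7, 4.2]
ft_force: [-5.0, 2.6, 11.1]
finger_gap: 0.3
```

```bash
python3 -m pendant '[0,0,-3,0,0]'; python3 -m pendant '[0,0,10,0,0,0,0,25,0,0,0,0,35,0,0,0,20,40,0,0,0,35,20,0,0,0,35,0,0,0,0,35,0,0,0,0,35,0,0,0,0,35,0,0,0,0,0,0,0,0]'
python3 - <<'E'
from h import *
st()
img=np.full((600,700,3),255,np.uint8)
for n,c in(('top',(0,0,255)),('scene',(255,0,0))):
    s=snap(n);T=tub(cloud(s)).reshape(-1,3)
    for ylo,yhi,cc in((-10,10,c),(10,26,(0,160,0)),(-26,-10,(0,200,200))):
        m=(T[:,0]<-85)&(T[:,0]>-190)&(T[:,1]>ylo)&(T[:,1]<yhi)&(T[:,2]>10)
        for x,y,z in T[m]: cv2.circle(img,(int((x+200)*5.5),int(590-z*3.7)),3 if n=='top' else 2,cc,-1)
    for Xr in((-90,-60),(-20,20),(50,80)):
        m=(T[:,0]>Xr[0])&(T[:,0]<Xr[1])&(abs(T[:,1])>40)&(abs(T[:,1])<120)&(T[:,2]>90); print(n,Xr,np.median(T[m][:,2]))
    m=(T[:,0]<-109)&(T[:,0]>-126)&(abs(T[:,1])<20)&(T[:,2]>100); print('keeper',T[m].mean(0) if m.any() else '', T[m].min(0),T[m].max(0))
    if n=='top': cv2.imwrite('pics/t25.png',cv2.resize(s['frame'][220:290,340:420],None,fx=8,fy=8,interpolation=cv2.INTER_CUBIC))
    else: cv2.imwrite('pics/s25.png',cv2.resize(s['frame'][120:270,160:360],None,fx=4,fy=4,interpolation=cv2.INTER_CUBIC))
for z in range(0,160,20): cv2.putText(img,str(z),(0,590-int(z*3.7)),0,.4,(0,0,0))
for x in range(-190,-90,10): cv2.putText(img,str(x),(int((x+200)*5.5),12),0,.4,(0,0,0))
cv2.imwrite('pics/latchprof2.png',img)
E
```

```text
time: 34.73
tool_pos: [522.7, -161.4, 115.9]
tcp_rot: [174.0, -5.7, 4.2]
ft_force: [-11.5, 5.2, 15.9]
finger_gap: 0.0
time: 35.57
tool_pos: [523.0, 38.0, 261.6]
tcp_rot: [174.1, -6.5, 3.6]
ft_force: [-0.6, 0.5, 0.1]
finger_gap: 0.1
35.5667 [523.   38.  261.6] [174.09  -6.54   3.57] gap 0.1 F [-0.6  0.5  0.1]
top (-90, -60) 120.37188304477604
top (-20, 20) 118.9922234054452
top (50, 80) 117.85648005622193
keeper [-115.1572388    -0.43855655  115.18037262] [-122.49625745  -16.38850598  105.50544218] [-109.06481287   15.43506885  127.79275965]
scene (-90, -60) 118.38207677656771
scene (-20, 20) 117.15844788528636
scene (50, 80) 116.00909019481833
keeper [-115.07980072    1.27961888  113.98059123] [-123.95955231  -18.61862977  104.38633835] [-109.06759325   17.37204669  124.48959145]
```

View pics/latchprof2.png

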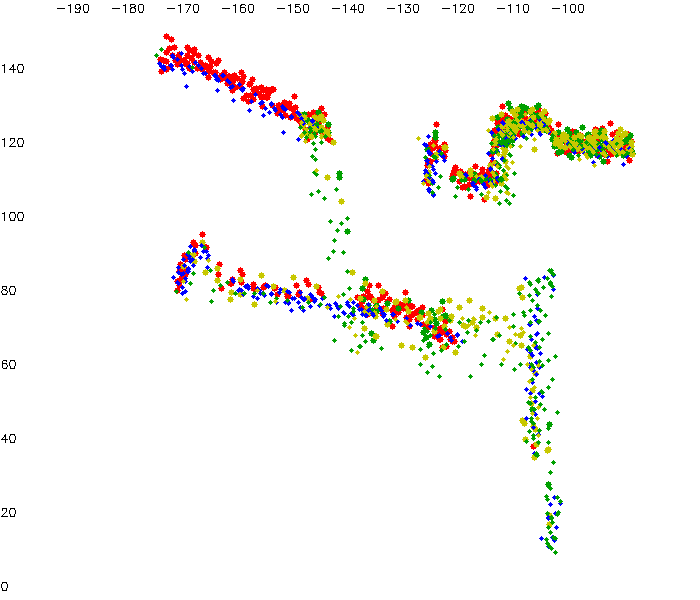

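View pics/t25.png

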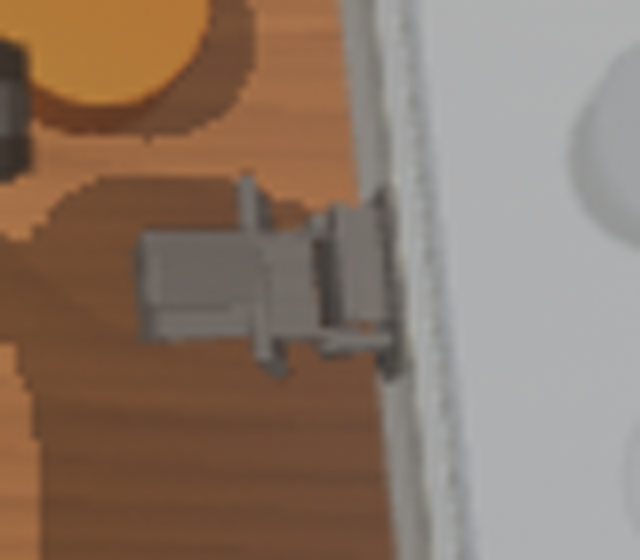

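View pics/s25.png

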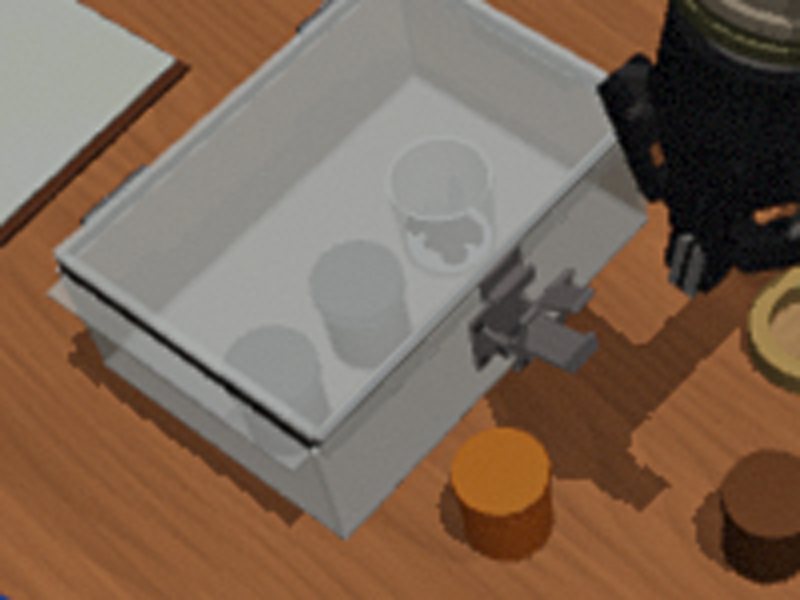

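Run:
```python
from h import *
from scipy.spatial.transform import Rotation as R
r=sensors.sense()['tcp_rot']; M=R.from_euler('xyz',r,degrees=True).as_matrix(); print(M.round(3))
s=snap('top'); print('orange',world(s,352,221,66),'brown',world(s,292,264,66))
# linkage
P=np.array([-118,66.]); 
from scipy.optimize import fsolve
def L(ph): return P+15*np.array([-np.sin(ph),-np.cos(ph)])
for B in [(-143,125),(-143,132),(-135,135),(-126,134),(-119,132),(-112.5,130),(-112.5,126),(-112.5,122),(-112.5,118),(-112.5,115),(-112.5,113)]:
    B=np.array(B,float)
    # intersect circles
    best=[]
    for ph in np.linspace(0.0,2.5,2501):
        e=np.linalg.norm(B-L(ph))-58; best.append(e)
    best=np.array(best); ph=np.linspace(0,2.5,2501)
    idx=np.where(np.diff(np.sign(best)))[0]
    for i in idx:
        l=L(ph[i]); d=(B-l)/58; lean=np.arctan2(-d[0],d[1]); a=lean+np.radians(43); t=B+24*np.array([-np.sin(a),np.cos(a)])
        print(B,'lever %.2f lean %.2f tab'%(ph[i],lean),t.round(1))
```

```text
[[ 0.992  0.049  0.119]
 [ 0.061 -0.993 -0.099]
 [ 0.113  0.105 -0.988]]
orange [584.42008149 -45.39153229  66.        ] brown [495.23155652  73.9467096   66.        ]
[-143.  125.] lever 1.70 lean 0.18 tab [-162.2  139.4]
[-143.  132.] lever 2.26 lean 0.23 tab [-163.   145.3]
[-135.  135.] lever 2.44 lean 0.13 tab [-153.5  150.3]
[-126.  134.] lever 2.31 lean -0.05 tab [-141.4  152.4]
[-119.  132.] lever 2.22 lean -0.19 tab [-131.8  152.3]
[-112.5  130. ] lever 2.19 lean -0.31 tab [-122.7  151.7]
[-112.5  126. ] lever 1.94 lean -0.34 tab [-122.  148.]
[-112.5  122. ] lever 1.68 lean -0.36 tab [-121.6  144.2]
[-112.5  118. ] lever 1.42 lean -0.36 tab [-121.7  140.2]
[-112.5  115. ] lever 1.18 lean -0.34 tab [-122.1  137. ]
[-112.5  113. ] lever 1.00 lean -0.32 tab [-122.6  134.8]
```

```bash
python3 -m pendant '[0,0,0,0.12,40,0,0,0,0.12,40,0,0,0,0.12,40,0,0,0,0.12,40,0,0,0,0.12,40,0,0,0,0.12,40,0,0,0,0.12,40,0,0,0,0.12,40,0,0,0,0.12,40,0,0,0,0.12,40,0,0,0,0.12,40,0,0,0,0.12,40]'; python3 -m pendant '[0,0,0,0.12,40,0,0,0,0,40]';python3 -m pendant '[0,0,0,0,40,0,0,0,0,40,0,0,0,0,40]'
```

```text
time: 36.72
tool_pos: [522.7, 11.0, 261.2]
tcp_rot: [173.6, -6.2, 88.2]
ft_force: [-0.4, -0.6, 0.3]
finger_gap: 39.8
time: 36.88
tool_pos: [522.6, 6.5, 261.0]
tcp_rot: [173.6, -6.2, 95.4]
ft_force: [0.1, 0.3, -0.0]
finger_gap: 40.3
time: 37.13
tool_pos: [522.5, 2.7, 260.7]
tcp_rot: [173.7, -6.2, 94.5]
ft_force: [-0.1, 0.0, -0.3]
finger_gap: 39.8
```

Run:
```python
from h import *
st()
for n in('top','scene'):
    s=snap(n);T=tub(cloud(s)).reshape(-1,3)
    m=(T[:,0]<-151)&(T[:,0]>-172)&(abs(T[:,1])<20)&(T[:,2]>122)&(T[:,2]<155); P=T[m]; print(n,'tab',len(P),P.mean(0).round(1),np.percentile(P[:,1],[3,97]))
    m=(T[:,0]<-140)&(T[:,0]>-151)&(abs(T[:,1])<30)&(T[:,2]>110)&(T[:,2]<135); P=T[m]; print('bar',len(P),P.mean(0).round(1),np.percentile(P[:,1],[3,97]))
    m=(T[:,0]<-112)&(T[:,0]>-130)&(abs(T[:,1])<30)&(T[:,2]>104)&(T[:,2]<125); P=T[m]; print('keeper',len(P),P.mean(0).round(1),np.percentile(P[:,1],[3,97]))
print(wor([-165.3,0,139.4]))
```

```text
37.1333 [522.5   2.7 260.7] [173.69  -6.18  94.52] gap 39.8 F [-0.1  0.  -0.3]<stdin>:5: RuntimeWarning: Mean of empty slice.
  ret = um.true_divide(
Traceback (most recent call last):
IndexError: index -1 is out of bounds for axis 0 with size 0
```

Run:
```python
from h import *
s=snap('scene');T=tub(cloud(s)).reshape(-1,3)
for nm,a,b,z0,z1 in(('tab',-172,-151,122,155),('bar',-151,-140,110,135),('keeper',-130,-112,104,125)):
    m=(T[:,0]<b)&(T[:,0]>a)&(abs(T[:,1])<30)&(T[:,2]>z0)&(T[:,2]<z1); P=T[m]; print(nm,len(P),P.mean(0).round(1) if len(P) else '',np.percentile(P[:,1],[3,97]).round(1) if len(P) else '')
print(wor([-165.3,0,139.4]))
cv2.imwrite('pics/s26.png',cv2.resize(s['frame'][140:260,220:380],None,fx=5,fy=5,interpolation=cv2.INTER_CUBIC))
```

```text
tab 56 [-161.8    1.9  137.6] [-7.3  9.7]
bar 54 [-144.6    3.9  124. ] [-18.4  23.1]
keeper 62 [-119.     1.9  112.5] [-13.6  14.6]
[511.3379899  -56.55205986 139.4       ]
```

View pics/s26.png

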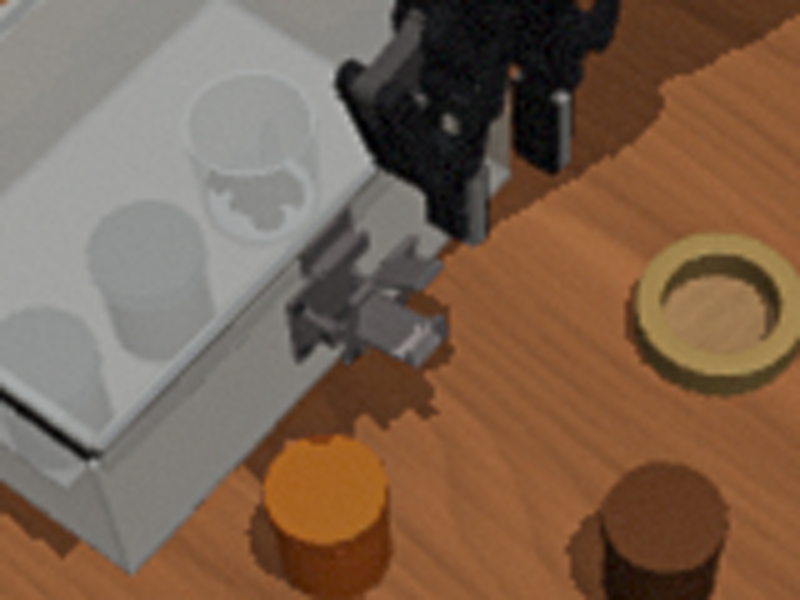

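```bash
python3 -m pendant '[-3,-18,-20,0.01,40,-3,-20,-25,0.01,40,-3,-15,-25,0,40,0,-3,-10,0,40,0,0,0,0,40,0,0,0,0,40]'
```

```text
time: 37.73
tool_pos: [514.2, -52.5, 181.2]
tcp_rot: [173.3, -6.1, 95.7]
ft_force: [-0.6, -0.1, -0.2]
finger_gap: 40.1
```

```bash
python3 -m pendant '[0,-2,-15,0,40,0,0,-18,0,40,0,0,-12,0,40]'; python3 -m pendant '[0,0,-3,0,40]'
python3 - <<'E'
from h import *
st()
s=snap('scene');cv2.imwrite('pics/s27.png',cv2.resize(s['frame'][150:240,250:370],None,fx=6.6,fy=6.6,interpolation=cv2.INTER_CUBIC))
s=snap('top');cv2.imwrite('pics/t27.png',cv2.resize(s['frame'][200:300,320:440],None,fx=6,fy=6,interpolation=cv2.INTER_CUBIC))
E
```

```text
time: 37.98
tool_pos: [518.9, -53.4, 142.8]
tcp_rot: [172.7, -6.0, 95.7]
ft_force: [-0.6, 0.5, -0.2]
finger_gap: 40.2
time: 38.07
tool_pos: [518.7, -52.6, 139.0]
tcp_rot: [172.8, -6.0, 95.8]
ft_force: [-0.1, 0.1, -0.5]
finger_gap: 39.9
38.0667 [518.7 -52.6 139. ] [172.78  -5.99  95.77] gap 39.9 F [-0.1  0.1 -0.5]
```

View pics/s27.png

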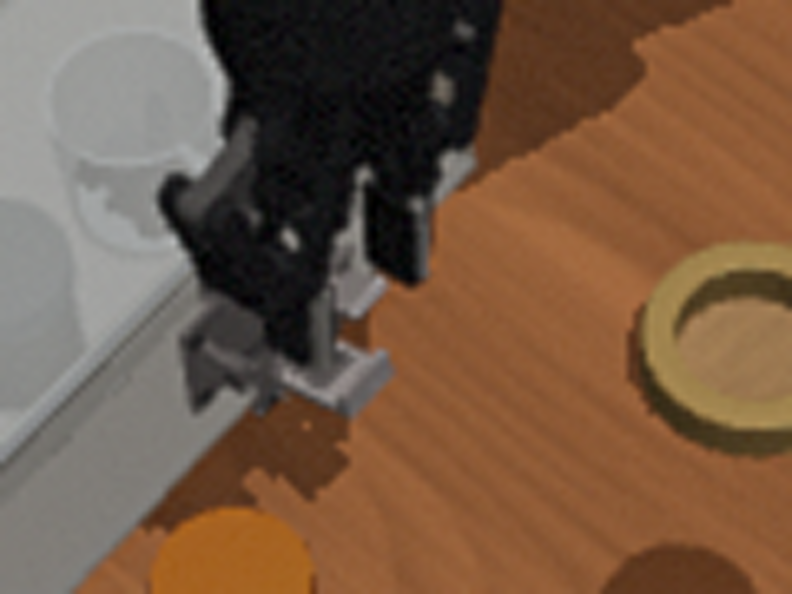

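View pics/t27.png

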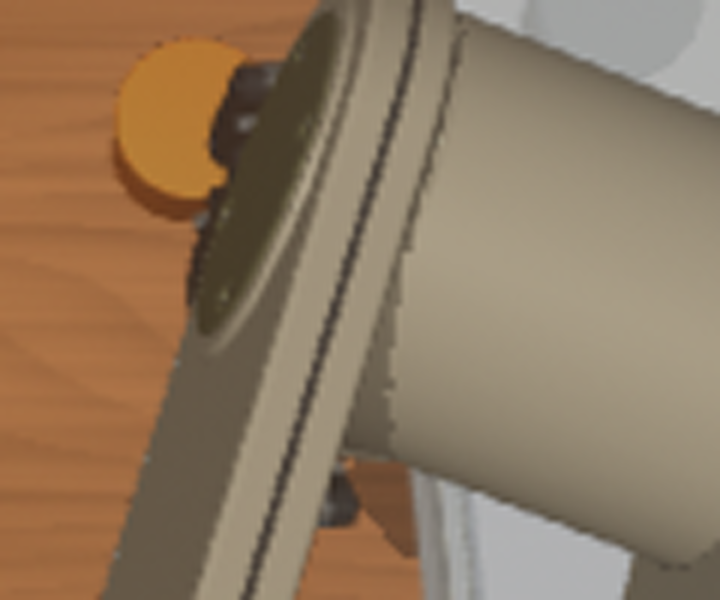

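```bash
python3 -m pendant '[-5,-2,-6,0,40]'; python3 -m pendant '[-1,-1,-3,0,30]'; python3 -m pendant '[0,0,0,0,30]'
```

```text
time: 38.25
tool_pos: [515.8, -54.7, 136.4]
tcp_rot: [172.5, -5.9, 95.8]
ft_force: [-0.1, 0.4, -0.1]
finger_gap: 40.3
time: 38.33
tool_pos: [514.4, -55.6, 133.4]
tcp_rot: [172.5, -5.9, 95.9]
ft_force: [0.0, 0.1, 0.2]
finger_gap: 30.9
time: 38.42
tool_pos: [514.4, -55.8, 133.6]
tcp_rot: [172.5, -5.9, 95.9]
ft_force: [-0.5, 0.2, -0.8]
finger_gap: 30.0
```

```bash
python3 -m pendant '[0,0,-3,0,30]'; python3 -m pendant '[0,0,-1,0,10,0,0,0,0,10,0,0,0,0,10]' 30
python3 - <<'E'
from h import *
st()
s=snap('scene');cv2.imwrite('pics/s28.png',cv2.resize(s['frame'][150:240,250:370],None,fx=6.6,fy=6.6,interpolation=cv2.INTER_CUBIC))
E
```

```text
time: 38.5
tool_pos: [514.9, -56.0, 131.6]
tcp_rot: [172.4, -5.9, 95.9]
ft_force: [1.3, 0.1, 0.3]
finger_gap: 29.7
time: 38.75
tool_pos: [512.0, -55.5, 129.4]
tcp_rot: [172.8, -6.0, 95.8]
ft_force: [-0.8, 1.7, 2.1]
finger_gap: 16.7
38.75 [512.  -55.5 129.4] [172.78  -5.99  95.82] gap 16.7 F [-0.8  1.7  2.1]
```

View pics/s28.png

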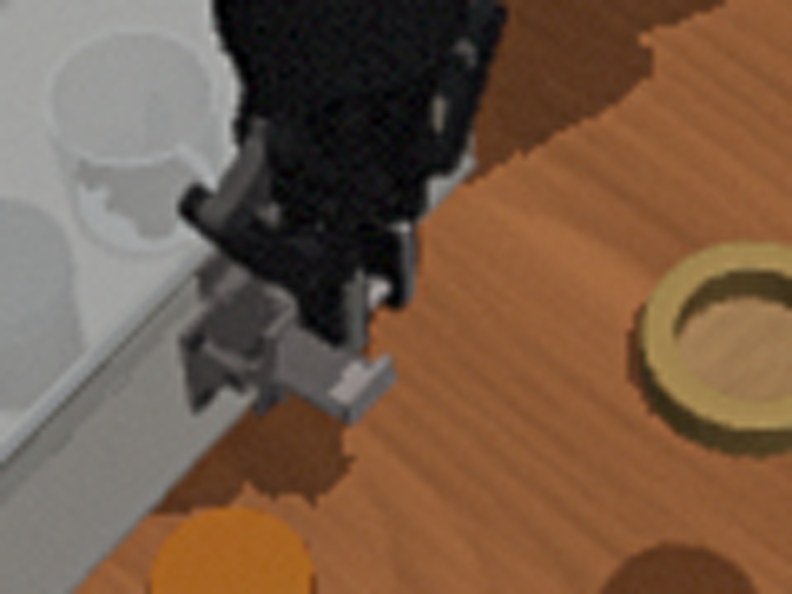

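```bash
python3 -m pendant '[0,0,4,0,10]'; python3 -m pendant '[0,0,3,0,10]'; python3 -m pendant '[0,-4,2,0,10]'; python3 -m pendant '[0.5,-6,2,0,10]'
```

```text
time: 38.88
tool_pos: [511.4, -56.0, 131.8]
tcp_rot: [172.9, -6.0, 95.8]
ft_force: [4.5, -4.3, -12.1]
finger_gap: 17.0
time: 38.97
tool_pos: [511.6, -56.3, 134.8]
tcp_rot: [172.9, -5.9, 95.8]
ft_force: [3.3, -1.8, -6.3]
finger_gap: 16.4
time: 39.05
tool_pos: [512.1, -60.0, 137.2]
tcp_rot: [172.8, -5.9, 95.8]
ft_force: [2.5, 1.9, -4.4]
finger_gap: 16.7
time: 39.13
tool_pos: [512.8, -65.6, 139.7]
tcp_rot: [172.8, -6.0, 95.8]
ft_force: [-0.7, 1.9, -2.7]
finger_gap: 16.9
```

```bash
python3 -m pendant '[0.5,-7,0,0,10]'; python3 -m pendant '[0.5,-7,0,0,10]';  python3 - <<'E'
from h import *
st()
s=snap('scene');cv2.imwrite('pics/s29.png',cv2.resize(s['frame'][150:240,250:370],None,fx=6.6,fy=6.6,interpolation=cv2.INTER_CUBIC))
E
```

```text
time: 39.22
tool_pos: [513.8, -72.4, 141.0]
tcp_rot: [172.7, -6.1, 95.9]
ft_force: [-3.6, 3.9, 5.9]
finger_gap: 16.6
time: 39.3
tool_pos: [514.4, -79.7, 142.0]
tcp_rot: [172.7, -6.1, 95.9]
ft_force: [-3.2, 1.9, 2.3]
finger_gap: 16.9
39.3 [514.4 -79.7 142. ] [172.68  -6.09  95.89] gap 16.9 F [-3.2  1.9  2.3]
```

View pics/s29.png

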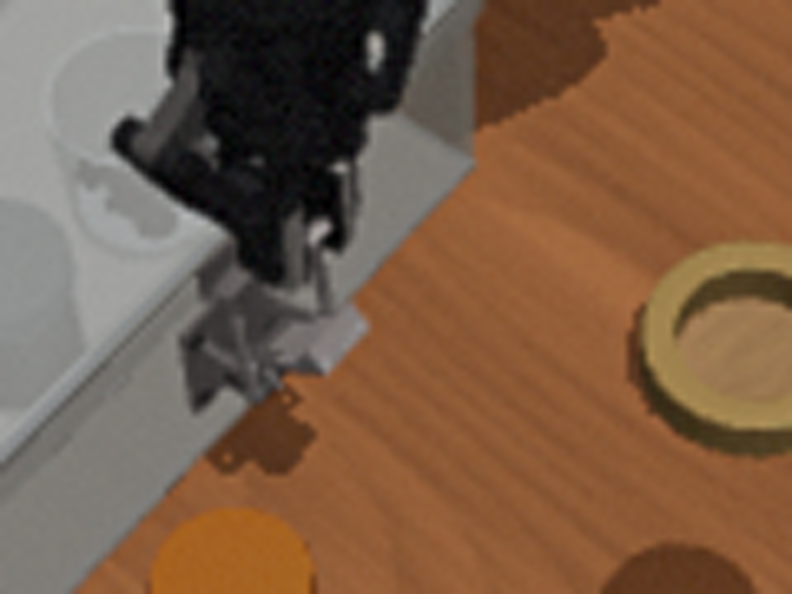

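```bash
python3 -m pendant '[0.5,-6,-1,0,10]'; python3 -m pendant '[0.5,-6,-1,0,10]'; python3 -m pendant '[0.5,-4,-1,0,10]'
python3 - <<'E'
from h import *
st()
s=snap('scene');cv2.imwrite('pics/s30.png',cv2.resize(s['frame'][150:240,250:370],None,fx=6.6,fy=6.6,interpolation=cv2.INTER_CUBIC))
E
```

```text
time: 39.43
tool_pos: [515.2, -87.1, 141.9]
tcp_rot: [172.6, -6.1, 95.8]
ft_force: [-2.4, 2.6, 5.4]
finger_gap: 17.0
time: 39.52
tool_pos: [515.9, -93.7, 141.5]
tcp_rot: [172.6, -6.1, 95.8]
ft_force: [-2.8, 2.2, 4.4]
finger_gap: 17.0
time: 39.6
tool_pos: [516.5, -98.6, 141.0]
tcp_rot: [172.6, -6.0, 95.8]
ft_force: [-3.9, 1.6, 4.8]
finger_gap: 16.6
39.6 [516.5 -98.6 141. ] [172.61  -6.04  95.83] gap 16.6 F [-3.9  1.6  4.8]
```

View pics/s30.png

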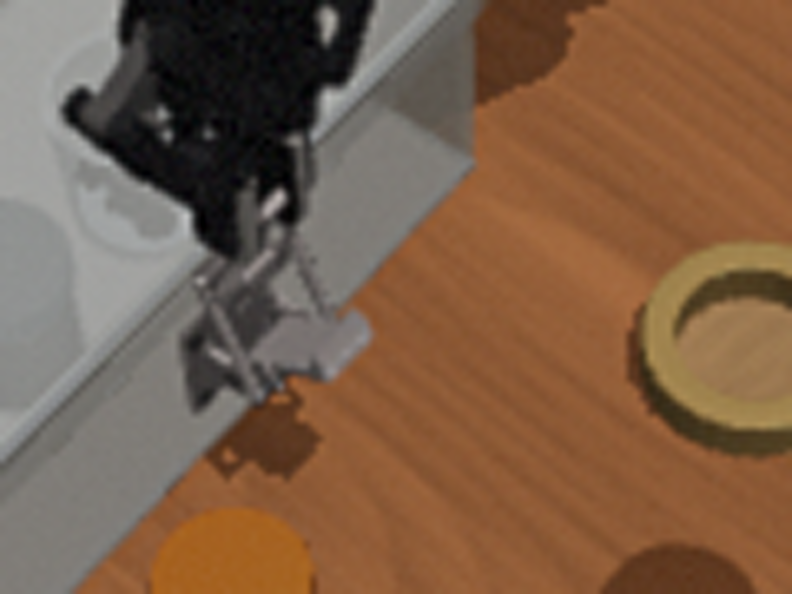

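```bash
python3 -m pendant '[-0.3,2,-1,0,10]'
cat > prof.py <<'E'
from h import *
import sys
st()
img=np.full((600,700,3),255,np.uint8)
s=snap('scene');T=tub(cloud(s)).reshape(-1,3)
for ylo,yhi,cc in((-12,12,(255,0,0)),(12,26,(0,160,0)),(-26,-12,(0,180,220))):
    m=(T[:,0]<-85)&(T[:,0]>-190)&(T[:,1]>ylo)&(T[:,1]<yhi)&(T[:,2]>10)&(T[:,2]<160)
    for x,y,z in T[m]: cv2.circle(img,(int((x+200)*5.5),int(590-z*3.7)),3,cc,-1)
for z in range(0,160,20): cv2.putText(img,str(z),(0,590-int(z*3.7)),0,.4,(0,0,0))
for x in range(-190,-90,10): cv2.putText(img,str(x),(int((x+200)*5.5),12),0,.4,(0,0,0))
cv2.imwrite('pics/'+sys.argv[1]+'p.png',img)
cv2.imwrite('pics/'+sys.argv[1]+'.png',cv2.resize(s['frame'][150:240,250:370],None,fx=6.6,fy=6.6,interpolation=cv2.INTER_CUBIC))
E
python3 prof.py a31
```

```text
time: 39.73
tool_pos: [516.4, -98.2, 140.1]
tcp_rot: [172.6, -6.0, 95.8]
ft_force: [-2.8, 0.4, 5.0]
finger_gap: 16.7
39.7333 [516.4 -98.2 140.1] [172.6   -5.97  95.75] gap 16.7 F [-2.8  0.4  5. ]
```

View pics/a31p.png

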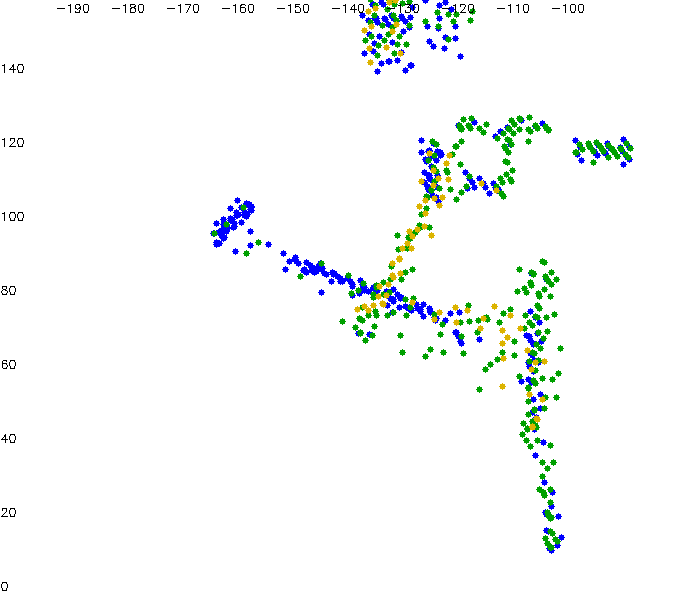

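View pics/a31.png

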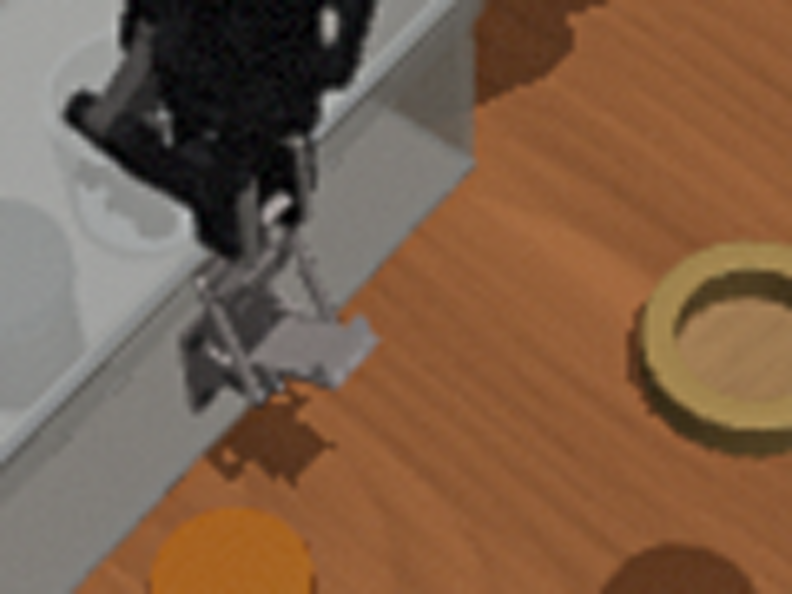

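```bash
python3 -m pendant '[0,0,-4,0,10]'; python3 -m pendant '[0,0,-4,0,10]'; python3 -m pendant '[0,0,-3,0,10]'; python3 prof.py a32
```

```text
time: 39.87
tool_pos: [516.8, -98.2, 137.0]
tcp_rot: [172.5, -5.9, 95.8]
ft_force: [-5.5, 1.2, 8.7]
finger_gap: 16.2
time: 39.95
tool_pos: [516.7, -98.4, 133.1]
tcp_rot: [172.6, -5.9, 95.8]
ft_force: [-5.3, 0.9, 4.3]
finger_gap: 16.6
time: 40.03
tool_pos: [516.5, -98.5, 129.9]
tcp_rot: [172.6, -5.9, 95.8]
ft_force: [-3.9, 0.9, 5.3]
finger_gap: 17.0
40.0333 [516.5 -98.5 129.9] [172.58  -5.88  95.77] gap 17.0 F [-3.9  0.9  5.3]
```

View pics/a32p.png

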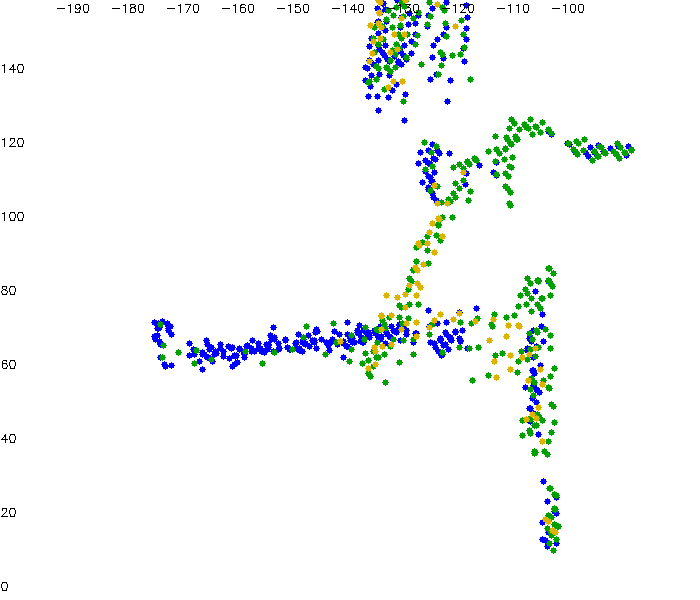

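View pics/a32.png

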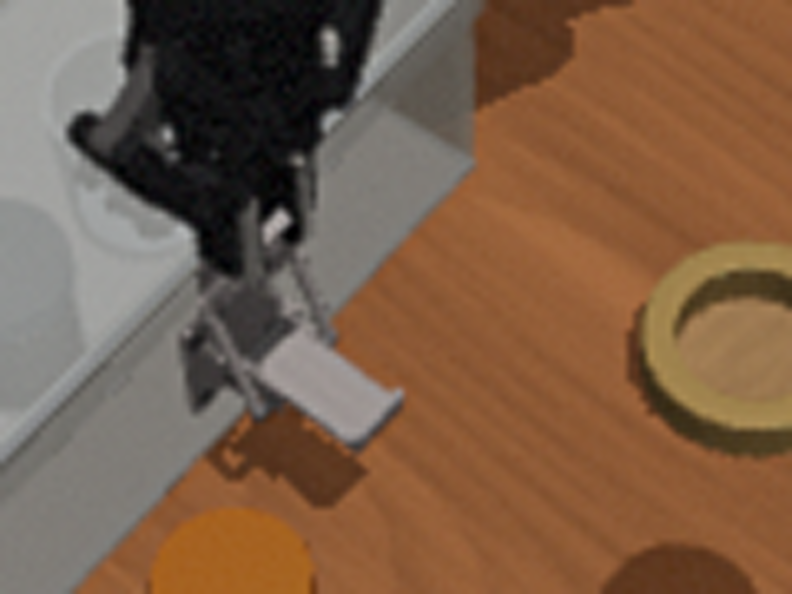

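```bash
python3 -m pendant '[0,-1,-3,0,10]'; python3 -m pendant '[0,0,-2,0,10]';python3 prof.py a33
```

```text
time: 40.17
tool_pos: [516.7, -99.3, 126.9]
tcp_rot: [172.5, -5.9, 95.8]
ft_force: [-6.0, 3.0, 15.2]
finger_gap: 16.7
time: 40.25
tool_pos: [516.7, -99.1, 125.2]
tcp_rot: [172.6, -5.9, 95.8]
ft_force: [-7.3, 3.9, 12.0]
finger_gap: 16.9
40.25 [516.7 -99.1 125.2] [172.55  -5.9   95.81] gap 16.9 F [-7.3  3.9 12. ]
```

View pics/a33p.png

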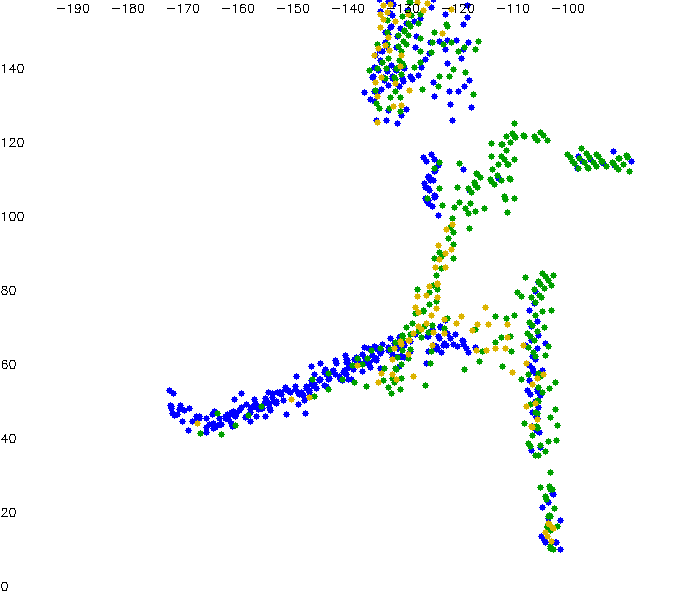

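```bash
python3 -m pendant '[0,0,1,0,30,0,0,0,0,35,0,0,0,0,40,0,0,0,0,40]'; python3 -m pendant '[0,0,15,0,40,0,0,30,0,40,0,0,40,0,60,0,10,30,0,60]'; python3 prof.py a34; python3 -c "
from h import *
s=snap('top')
cv2.imwrite('pics/t34.png',cv2.resize(s['frame'][200:300,320:440],None,fx=6,fy=6,interpolation=cv2.INTER_CUBIC))"
```

```text
time: 40.63
tool_pos: [517.5, -99.4, 125.6]
tcp_rot: [172.5, -5.8, 95.8]
ft_force: [-0.7, -0.0, -0.5]
finger_gap: 39.8
time: 40.97
tool_pos: [511.2, -88.3, 233.4]
tcp_rot: [173.4, -6.2, 95.7]
ft_force: [0.7, -1.4, 0.2]
finger_gap: 59.7
40.9667 [511.2 -88.3 233.4] [173.37  -6.2   95.66] gap 59.7 F [ 0.7 -1.4  0.2]
```

View pics/a34p.png

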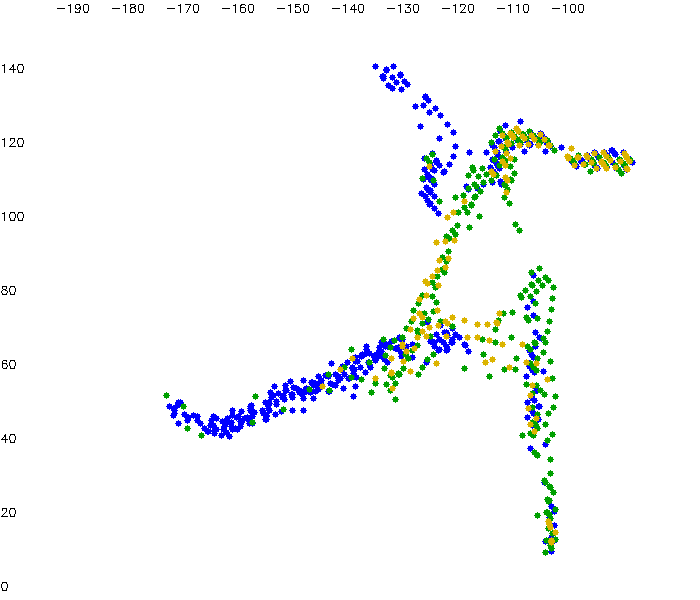

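View pics/a34.png

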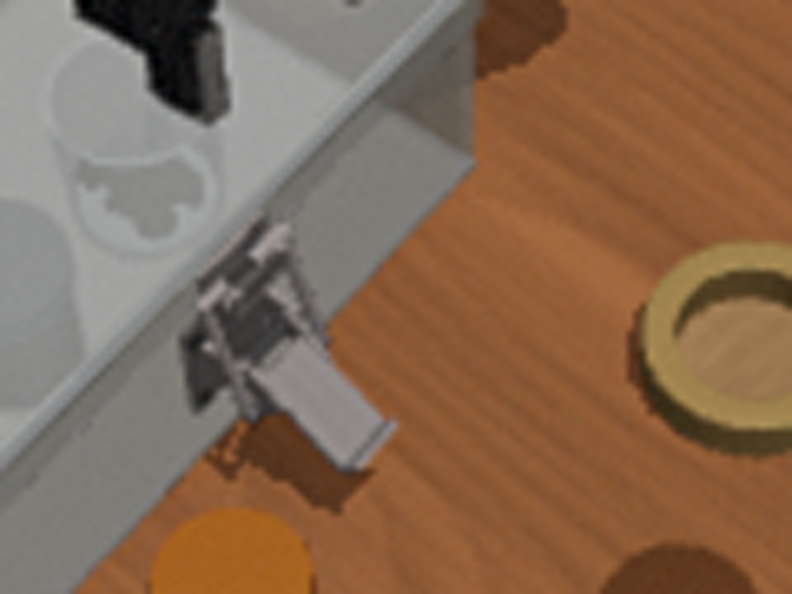

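```bash
python3 -m pendant '[0,10,0,-0.12,70,0,12,0,-0.12,70,0,12,0,-0.12,70,0,12,0,-0.12,70,0,12,0,-0.12,70,0,10,0,-0.12,70,0,0,0,-0.12,70,0,0,0,-0.12,70,0,0,0,-0.12,70,0,0,0,-0.12,70,0,0,0,-0.12,70,0,0,0,-0.12,70]'; python3 -m pendant '[0,0,0,-0.1,70,0,0,0,0,70,0,0,0,0,70]'
```

```text
time: 42.07
tool_pos: [514.7, -17.7, 233.1]
tcp_rot: [172.5, -6.0, 10.3]
ft_force: [-0.2, 0.7, 1.0]
finger_gap: 70.1
time: 42.32
tool_pos: [514.5, -17.0, 230.8]
tcp_rot: [172.5, -5.9, 4.2]
ft_force: [0.2, 0.3, 0.4]
finger_gap: 70.1
```

```bash
python3 -m pendant '[-3,0,-30,0,70,-3,-1,-35,0,70,-1,-1,-35,0,70,0,0,-30,0,70,0,0,-10,0,70,0,0,0,0,70]'; python3 prof.py a35; python3 -c "
from h import *
print(tub(sensors.sense()['tool_pos']).round(1))
s=snap('top')
cv2.imwrite('pics/t35.png',cv2.resize(s['frame'][180:320,280:440],None,fx=5,fy=4.3,interpolation=cv2.INTER_CUBIC))"
```

```text
time: 42.82
tool_pos: [508.1, -19.7, 88.0]
tcp_rot: [172.5, -6.3, 5.4]
ft_force: [0.0, 0.7, 0.4]
finger_gap: 70.0
42.8167 [508.1 -19.7  88. ] [172.47  -6.3    5.41] gap 70.0 F [0.  0.7 0.4]
[-202.3    0.7   88.9]
```

View pics/a35.png

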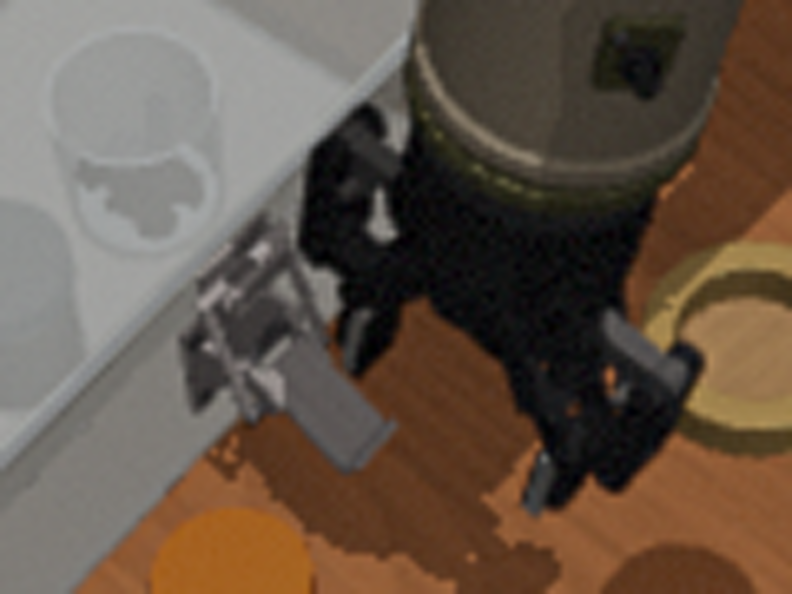

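View pics/a35p.png

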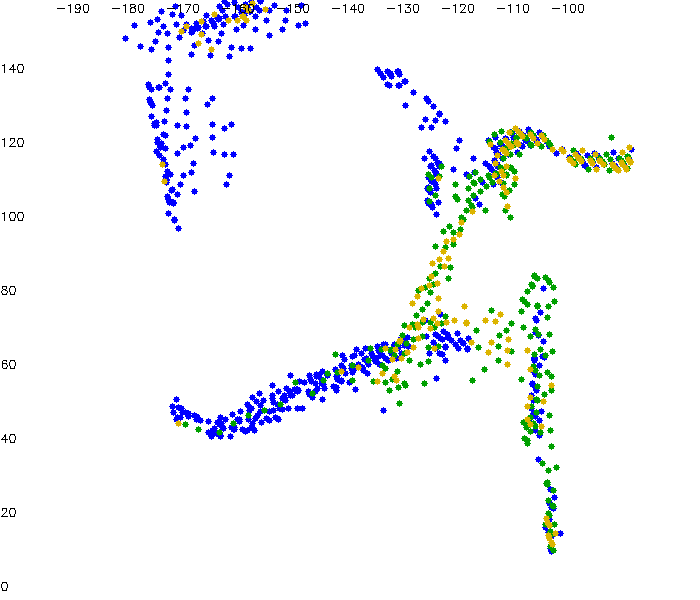

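View pics/t35.png

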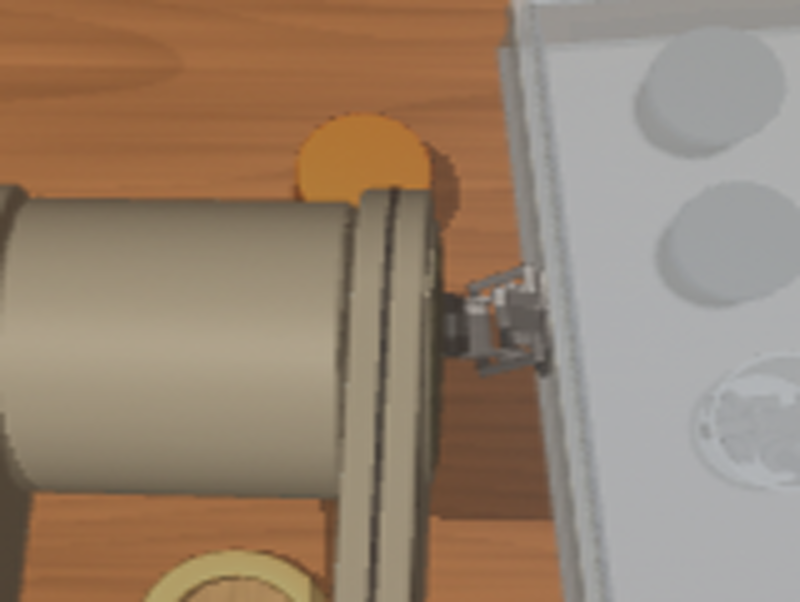

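```bash
python3 -m pendant '[0,-5,-14,0,70,0,0,-14,0,70,0,0,-8,0,70]'; python3 -m pendant '[0,0,-5,0,70]'; python3 -m pendant '[0,0,-5,0,70]'; python3 -m pendant '[0,0,-5,0,70]'
```

```text
time: 43.17
tool_pos: [517.3, -25.5, 64.1]
tcp_rot: [172.3, -7.3, 5.5]
ft_force: [-0.1, 0.0, -0.3]
finger_gap: 69.9
time: 43.25
tool_pos: [518.7, -25.7, 60.5]
tcp_rot: [172.2, -7.5, 5.6]
ft_force: [0.9, 0.5, 1.0]
finger_gap: 70.1
time: 43.33
tool_pos: [520.1, -25.8, 57.0]
tcp_rot: [172.2, -7.6, 5.6]
ft_force: [-0.0, 1.5, -1.1]
finger_gap: 70.1
time: 43.42
tool_pos: [521.2, -25.8, 53.1]
tcp_rot: [172.2, -7.8, 5.6]
ft_force: [-0.7, 0.2, -0.2]
finger_gap: 69.9
```

```bash
python3 -m pendant '[-8,0,0,0,70]'; python3 -m pendant '[-6,0,-2,0,70]'; python3 -m pendant '[-3,0,-5,0,70]'; python3 -m pendant '[-3,0,-5,0,70]'
```

```text
time: 43.5
tool_pos: [514.1, -25.9, 53.3]
tcp_rot: [172.2, -7.8, 5.6]
ft_force: [0.1, -0.0, 1.1]
finger_gap: 70.0
time: 43.58
tool_pos: [508.0, -25.8, 51.9]
tcp_rot: [172.2, -7.9, 5.7]
ft_force: [-0.7, -0.0, 1.1]
finger_gap: 69.9
time: 43.67
tool_pos: [504.7, -25.8, 47.5]
tcp_rot: [172.2, -7.9, 5.7]
ft_force: [-0.3, 0.6, -0.5]
finger_gap: 70.0
time: 43.75
tool_pos: [501.4, -25.7, 42.5]
tcp_rot: [172.1, -8.0, 5.7]
ft_force: [-0.4, -0.3, -0.1]
finger_gap: 70.1
```

```bash
python3 -m pendant '[5,0,-3,0,70]'; python3 -m pendant '[1,0,-3,0,70]'; python3 prof.py a36
```

```text
time: 43.83
tool_pos: [504.8, -25.6, 38.5]
tcp_rot: [172.2, -7.9, 5.7]
ft_force: [0.4, 0.2, 0.5]
finger_gap: 69.8
time: 43.92
tool_pos: [506.4, -25.7, 35.4]
tcp_rot: [172.2, -7.9, 5.7]
ft_force: [1.2, -0.1, -0.1]
finger_gap: 70.4
43.9167 [506.4 -25.7  35.4] [172.15  -7.93   5.68] gap 70.4 F [ 1.2 -0.1 -0.1]
```

View pics/a36.png

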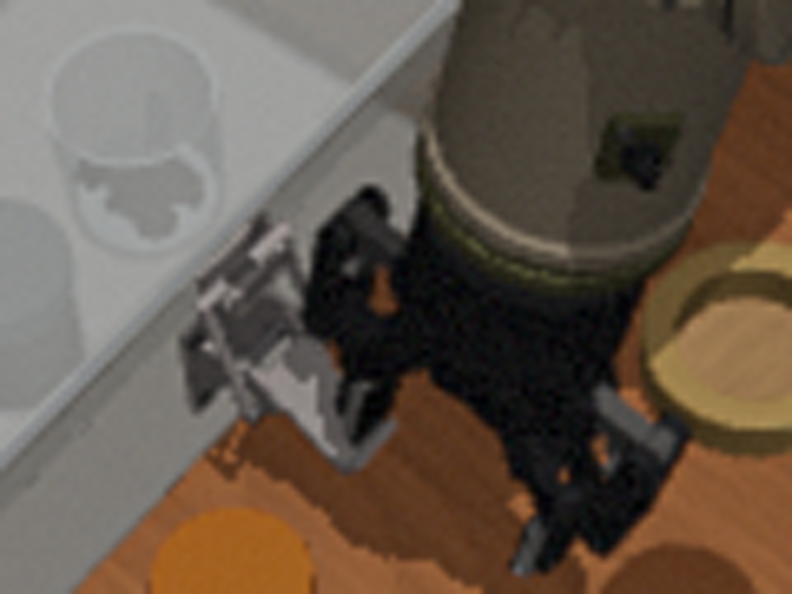

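View pics/a36p.png

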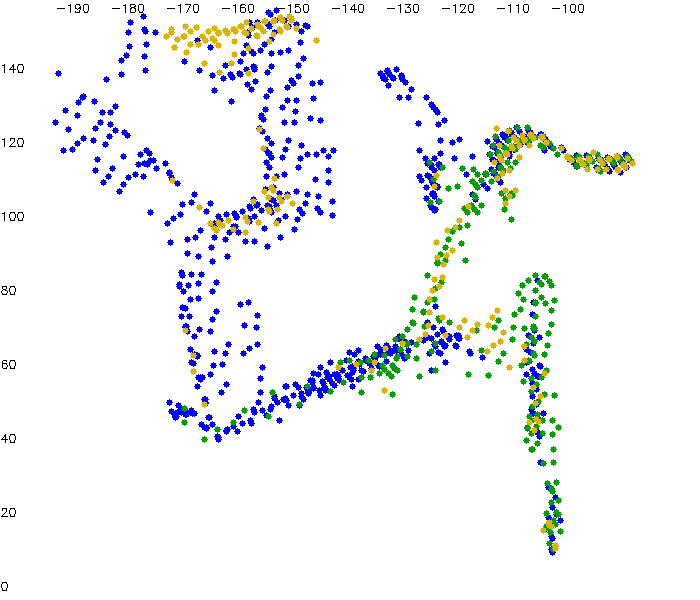

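```bash
python3 -m pendant '[0.5,-1,-4,0,70]'; python3 -m pendant '[0,-2,-4,0,70]'; python3 -m pendant '[0,-2,-4,0,70]'; python3 prof.py a37;  python3 -c "
from h import *
print(tub(sensors.sense()['tool_pos']).round(1))"
```

```text
time: 44.05
tool_pos: [506.8, -26.6, 30.9]
tcp_rot: [172.2, -7.9, 5.7]
ft_force: [-0.2, -0.9, 3.4]
finger_gap: 70.0
time: 44.13
tool_pos: [507.3, -28.6, 26.8]
tcp_rot: [172.1, -7.9, 5.7]
ft_force: [-0.5, 0.1, 2.8]
finger_gap: 70.0
time: 44.22
tool_pos: [507.8, -30.9, 22.8]
tcp_rot: [172.1, -7.9, 5.7]
ft_force: [-1.1, -2.7, 5.5]
finger_gap: 69.7
44.2167 [507.8 -30.9  22.8] [172.12  -7.94   5.72] gap 69.7 F [-1.1 -2.7  5.5]
[-190.8   -1.3   22. ]
```

View pics/a37p.png

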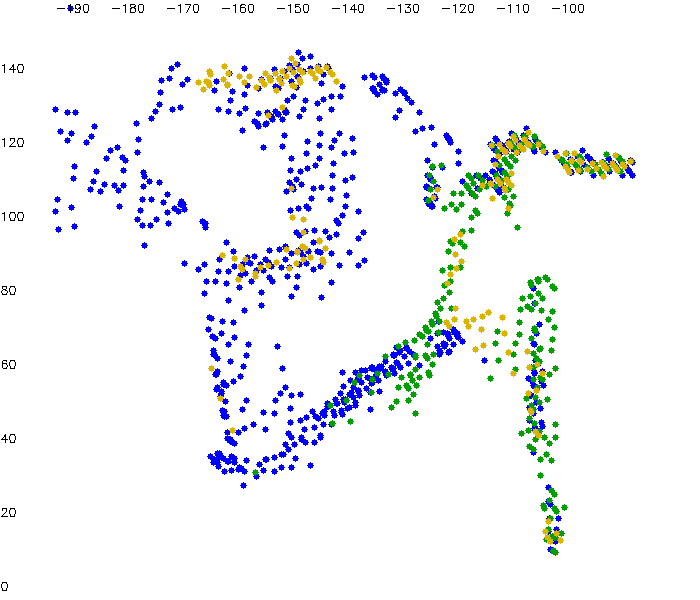

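```bash
python3 -m pendant '[0,-2,-4,0,70]'; python3 -m pendant '[0,-3,-4,0,70]'; python3 -m pendant '[0.3,-4,-3,0,70]'; python3 prof.py a38;  python3 -c "
from h import *
print(tub(sensors.sense()['tool_pos']).round(1))"
```

```text
time: 44.35
tool_pos: [508.2, -33.9, 18.6]
tcp_rot: [172.0, -8.0, 5.7]
ft_force: [-2.2, -6.8, 8.3]
finger_gap: 70.1
time: 44.43
tool_pos: [508.8, -37.6, 15.1]
tcp_rot: [172.0, -8.0, 5.7]
ft_force: [-3.9, 2.7, 9.7]
finger_gap: 70.1
time: 44.52
tool_pos: [509.4, -41.3, 12.1]
tcp_rot: [172.0, -8.0, 5.8]
ft_force: [-3.4, 19.1, 4.5]
finger_gap: 70.3
44.5167 [509.4 -41.3  12.1] [172.02  -8.04   5.75] gap 70.3 F [-3.4 19.1  4.5]
[-180.4   -0.6   11.5]
```

View pics/a38p.png

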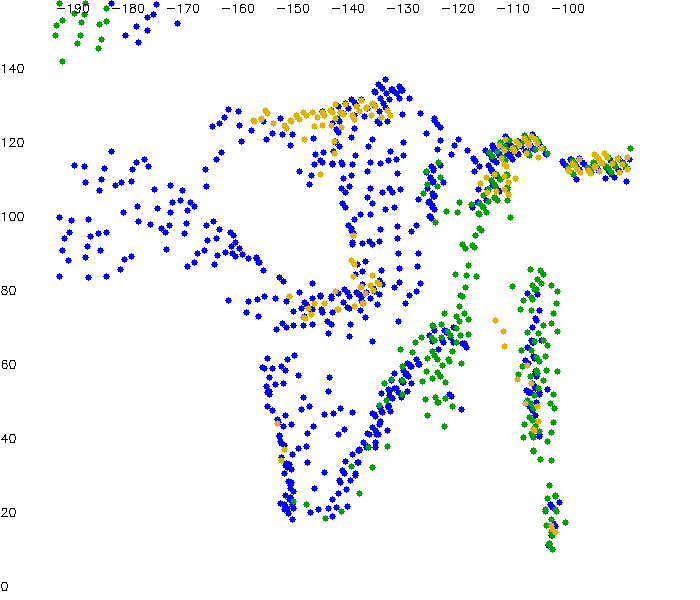

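View pics/a38.png

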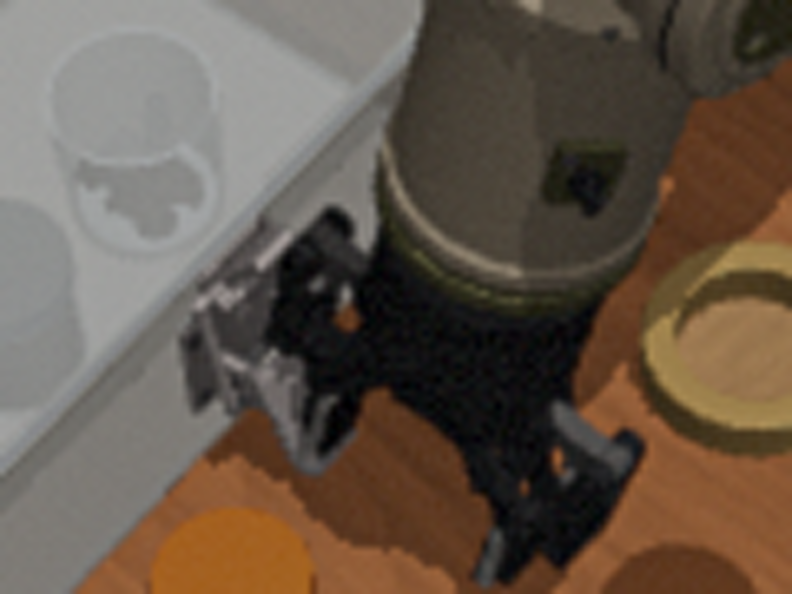

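```bash
python3 -m pendant '[0,0,-4,0,70]'; python3 -m pendant '[0,0,-4,0,70]';  python3 prof.py a39
```

```text
time: 44.65
tool_pos: [510.6, -42.6, 9.3]
tcp_rot: [171.9, -8.1, 5.8]
ft_force: [-11.3, -5.6, 28.5]
finger_gap: 69.9
time: 44.73
tool_pos: [511.5, -42.9, 5.9]
tcp_rot: [171.9, -8.2, 5.8]
ft_force: [0.4, 0.3, 0.4]
finger_gap: 70.2
44.7333 [511.5 -42.9   5.9] [171.87  -8.21   5.82] gap 70.2 F [0.4 0.3 0.4]
```

View pics/a39p.png

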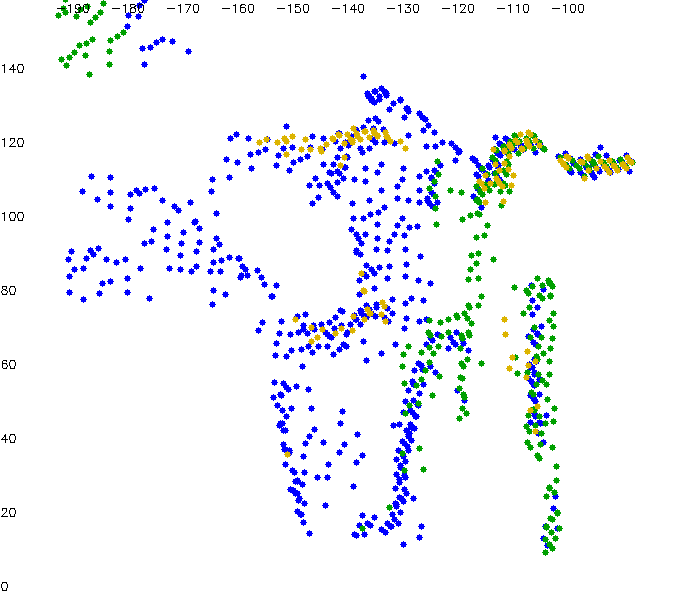

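```bash
python3 -m pendant '[-1,6,4,0,70,-1,12,6,0,70,-2,15,15,0,70,0,10,30,0,70,0,0,40,0,70,0,0,40,0,70,0,20,40,0,70,0,30,20,0,70,0,30,0,0,70]'; python3 prof.py a40; python3 -c "
from h import *
s=snap('top');cv2.imwrite('pics/t40.png',cv2.resize(s['frame'][130:350,330:610],None,fx=2.8,fy=2.7,interpolation=cv2.INTER_CUBIC))
for n in('top','scene'):
    s=snap(n);T=tub(cloud(s)).reshape(-1,3)
    zz=[]
    for Xr in((-95,-60),(-20,20),(50,85)):
        m=(T[:,0]>Xr[0])&(T[:,0]<Xr[1])&(abs(T[:,1])>40)&(abs(T[:,1])<120)&(T[:,2]>90); zz.append(round(float(np.median(T[m][:,2])),2))
    print(n,zz,(zz[0]-zz[2])/145)
    m=(T[:,0]<-121)&(T[:,0]>-150)&(abs(T[:,1])<10)&(T[:,2]>24)&(T[:,2]<58);P=T[m]; print('lever',len(P),np.polyfit(P[:,2],P[:,0],1) if len(P)>9 else '')
"
```

```text
time: 45.53
tool_pos: [496.1, 81.8, 200.3]
tcp_rot: [172.2, -7.3, 5.2]
ft_force: [2.2, -0.5, -0.9]
finger_gap: 70.4
45.5333 [496.1  81.8 200.3] [172.2   -7.31   5.23] gap 70.4 F [ 2.2 -0.5 -0.9]
top [116.94, 117.07, 117.1] -0.0011034482758620454
lever 25 [ 5.89171287e-02 -1.27901729e+02]
scene [115.02, 115.0, 115.21] -0.0013103448275861912
lever 54 [ 9.53674651e-02 -1.28934634e+02]
```

View pics/a40p.png

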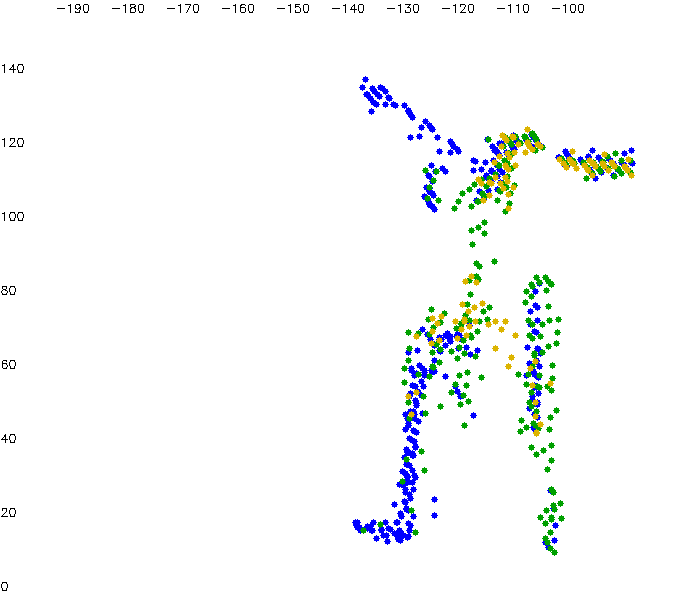

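View pics/a40.png

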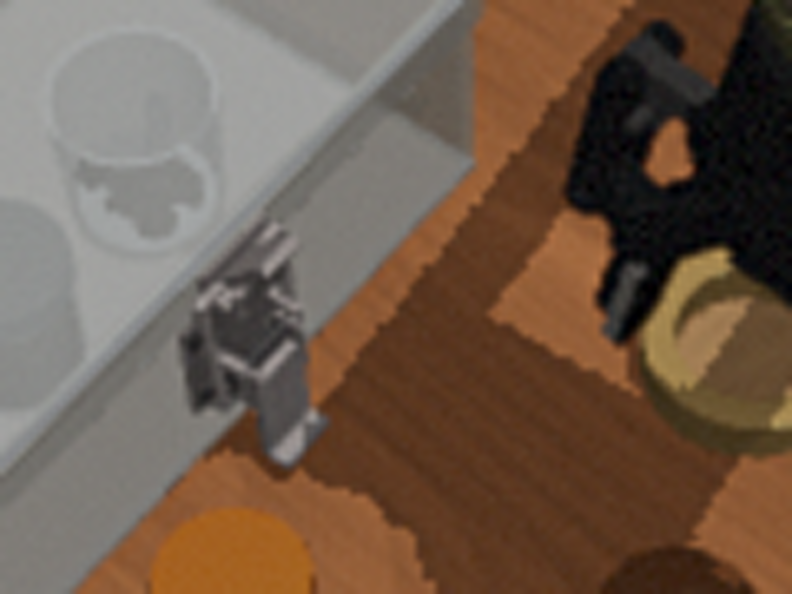

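View pics/t40.png

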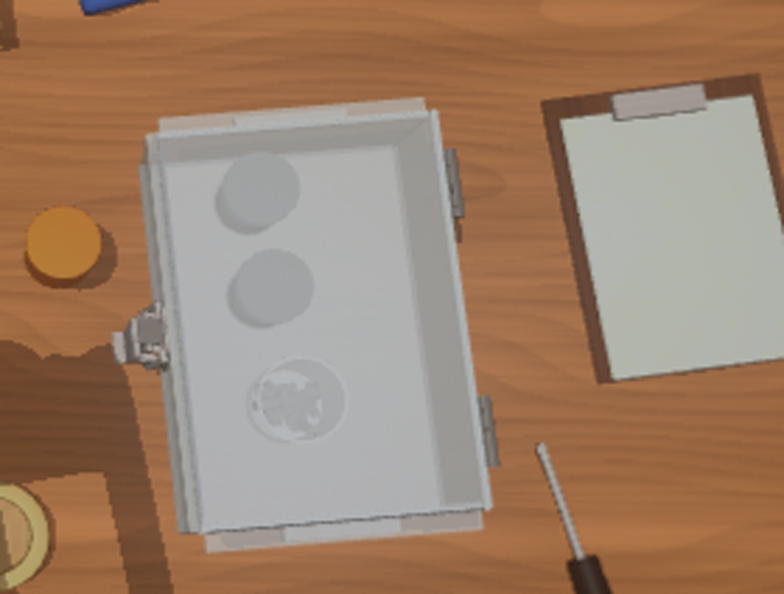

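Run:
```python
from h import *
from scipy.stats import theilslopes
A={'top':[], 'scene':[]}
for k in range(8):
    for n in A: A[n].append(tub(cloud(snap(n))).reshape(-1,3))
for n in A:
    T=np.concatenate(A[n])
    m=(T[:,0]<-121)&(T[:,0]>-134)&(abs(T[:,1])<9)&(T[:,2]>24)&(T[:,2]<54);P=T[m]
    if len(P)>20: print(n,len(P),theilslopes(P[:,0],P[:,2]))
    for z in range(12,64,6):
        q=T[(abs(T[:,2]-z)<3)&(abs(T[:,1])<9)&(T[:,0]<-120)&(T[:,0]>-136)]; w=T[(abs(T[:,2]-z)<3)&(abs(T[:,1])>40)&(abs(T[:,1])<110)&(abs(T[:,0]+101)<6)]
        print(z,len(q),np.median(q[:,0]).round(2) if len(q) else '', 'wall',np.median(w[:,0]).round(2) if len(w) else '')
```

```text
top 178 TheilslopesResult(slope=np.float64(0.05621428910955928), intercept=np.float64(-127.84623784660688), low_slope=np.float64(0.04938383563577738), high_slope=np.float64(0.063791119700687))
12 20 -129.12 wall -100.07
18 237 -130.72 wall -100.07
24 68 -129.64 wall -100.03
30 37 -126.18 wall -100.02
36 38 -125.84 wall -100.04
42 31 -125.52 wall -100.09
48 37 -125.18 wall -100.56
54 30 -124.86 wall 
60 37 -123.34 wall 
scene 336 TheilslopesResult(slope=np.float64(0.06268655700041878), intercept=np.float64(-127.73402937257455), low_slope=np.float64(0.05183751279006034), high_slope=np.float64(0.07354851913146511))
12 40 -129.83 wall -99.77
18 194 -129.73 wall -99.82
24 61 -126.04 wall -99.86
30 66 -125.72 wall -99.82
36 69 -125.63 wall -99.75
42 60 -125.02 wall -99.77
48 67 -124.55 wall -99.84
54 74 -124.27 wall -99.78
60 106 -123.2 wall -99.83
```

The lid is tight (slope about 0). Both cameras put the lever at about 0.06 rad, so I'll press its lip once more for margin.

```bash
python3 -m pendant '[2,-30,-10,0,70,3,-35,-25,0,70,3,-25,-30,0,70,0,0,-30,0,70,0,0,-25,0,70,0,0,-10,0,70,0,0,0,0,70]'
```

```text
time: 47.12
tool_pos: [504.4, -12.0, 64.0]
tcp_rot: [172.1, -7.4, 5.6]
ft_force: [0.3, -0.4, 0.0]
finger_gap: 70.4
```

```bash
python3 -m pendant '[0,-3,-14,0,70,0,-3,-12,0,70,1,-4,-10,0,70]'; python3 -m pendant '[0,-5,-5,0,70]'; python3 -m pendant '[0,-5,-3,0,70]'; python3 -m pendant '[0,-5,-2,0,70]'
```

```text
time: 47.37
tool_pos: [508.8, -21.0, 32.1]
tcp_rot: [172.1, -7.7, 5.7]
ft_force: [-0.5, 0.9, 1.7]
finger_gap: 70.0
time: 47.45
tool_pos: [509.2, -25.8, 27.1]
tcp_rot: [172.1, -7.8, 5.7]
ft_force: [0.4, 0.8, 0.0]
finger_gap: 70.0
time: 47.53
tool_pos: [509.8, -30.9, 24.5]
tcp_rot: [172.1, -7.8, 5.8]
ft_force: [0.9, -1.1, 0.5]
finger_gap: 70.0
time: 47.62
tool_pos: [510.4, -35.3, 23.0]
tcp_rot: [172.2, -7.8, 5.8]
ft_force: [-5.1, 36.5, 8.2]
finger_gap: 69.9
```

```bash
python3 -m pendant '[0,4,0,0,70]'; python3 prof.py a41
```

```text
time: 47.7
tool_pos: [510.8, -31.7, 23.4]
tcp_rot: [172.2, -7.9, 5.8]
ft_force: [0.4, -0.4, -0.1]
finger_gap: 69.8
47.7 [510.8 -31.7  23.4] [172.19  -7.88   5.81] gap 69.8 F [ 0.4 -0.4 -0.1]
```

View pics/a41p.png

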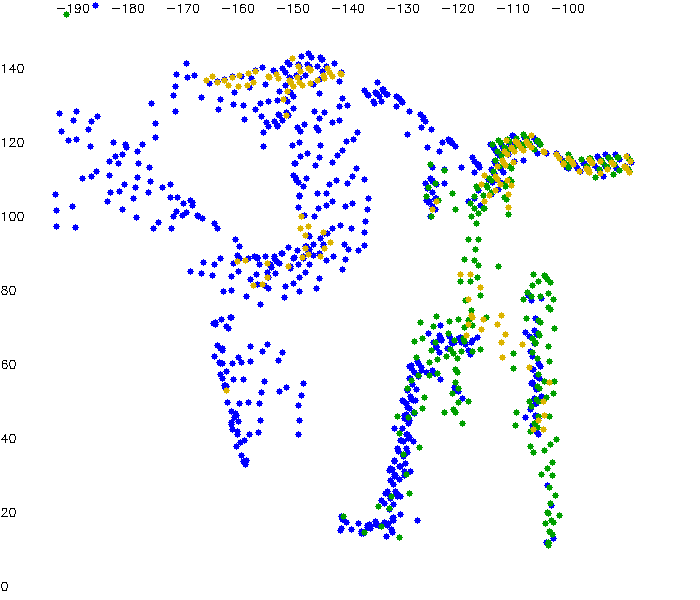

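```bash
python3 -m pendant '[0,1,-7,0,70]'; python3 -m pendant '[-2,0,-6,0,70]'; python3 -m pendant '[-1,0,-4,0,70]'; python3 prof.py a42
```

```text
time: 47.83
tool_pos: [512.8, -30.5, 18.7]
tcp_rot: [172.1, -8.1, 5.8]
ft_force: [-0.2, -0.6, 0.3]
finger_gap: 70.0
time: 47.92
tool_pos: [511.7, -30.7, 13.0]
tcp_rot: [172.1, -8.2, 5.8]
ft_force: [-1.2, -0.4, 0.5]
finger_gap: 70.1
time: 48.0
tool_pos: [510.6, -30.9, 8.5]
tcp_rot: [172.1, -8.2, 5.8]
ft_force: [0.1, 0.5, -0.5]
finger_gap: 70.2
48.0 [510.6 -30.9   8.5] [172.08  -8.21   5.82] gap 70.2 F [ 0.1  0.5 -0.5]
```

View pics/a42p.png

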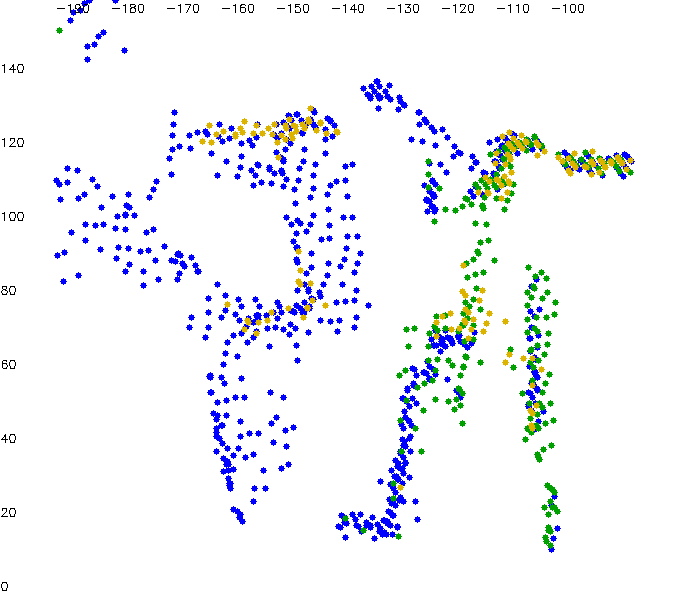

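View pics/a42.png

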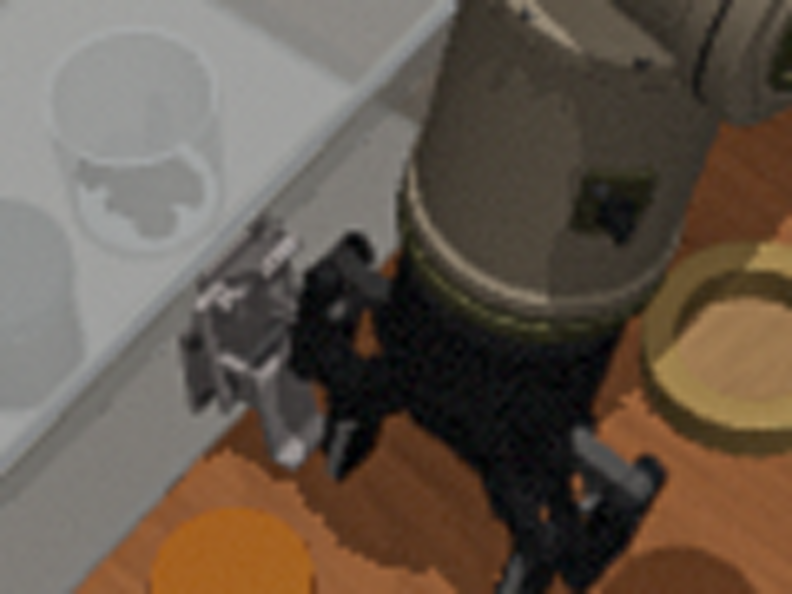

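```bash
python3 -m pendant '[-1,0,-4,0,70]'; python3 -m pendant '[0,-4,0,0,70]'; python3 -m pendant '[0,-4,0,0,70]'; python3 prof.py a43
```

```text
time: 48.13
tool_pos: [509.1, -31.0, 3.7]
tcp_rot: [172.1, -8.2, 5.8]
ft_force: [0.2, -0.3, 0.9]
finger_gap: 69.7
time: 48.22
tool_pos: [507.9, -34.7, 2.4]
tcp_rot: [172.1, -8.0, 5.8]
ft_force: [-0.4, 0.2, -1.5]
finger_gap: 69.9
time: 48.3
tool_pos: [507.8, -38.9, 2.1]
tcp_rot: [172.1, -8.0, 5.9]
ft_force: [1.3, -0.7, -0.0]
finger_gap: 70.1
48.3 [507.8 -38.9   2.1] [172.11  -8.03   5.86] gap 70.1 F [ 1.3 -0.7 -0. ]
```

View pics/a43p.png

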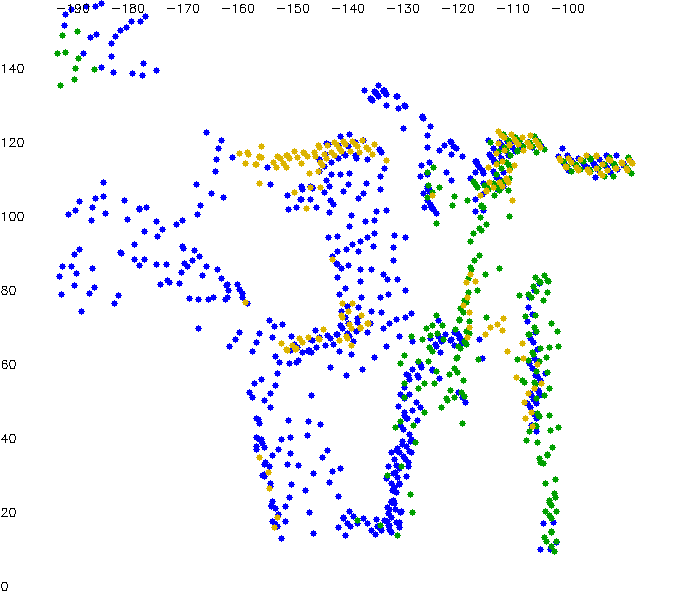

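```bash
python3 -m pendant '[0,-2,0,0,70]'; python3 -m pendant '[0,-1.5,0,0,70]'
```

```text
time: 48.43
tool_pos: [507.5, -41.9, 2.0]
tcp_rot: [172.1, -8.0, 5.8]
ft_force: [-0.6, 0.2, -0.4]
finger_gap: 70.1
time: 48.52
tool_pos: [507.6, -43.8, 2.1]
tcp_rot: [172.1, -8.0, 5.8]
ft_force: [0.1, 0.1, -0.2]
finger_gap: 70.0
```

```bash
python3 -m pendant '[0,-1,0,0,70]'; python3 prof.py a44
```

```text
time: 48.6
tool_pos: [507.7, -45.1, 2.3]
tcp_rot: [172.1, -8.0, 5.8]
ft_force: [1.1, 1.1, -0.2]
finger_gap: 70.3
48.6 [507.7 -45.1   2.3] [172.1   -8.02   5.8 ] gap 70.3 F [ 1.1  1.1 -0.2]
```

View pics/a44p.png

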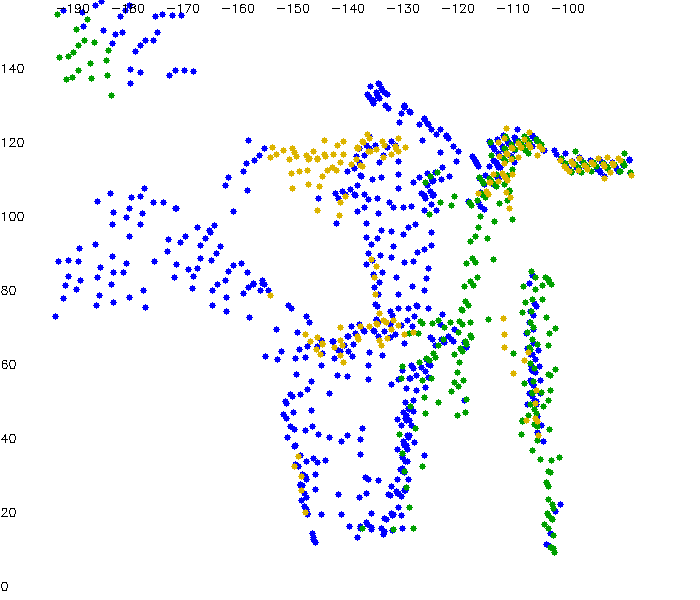

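View pics/a44.png

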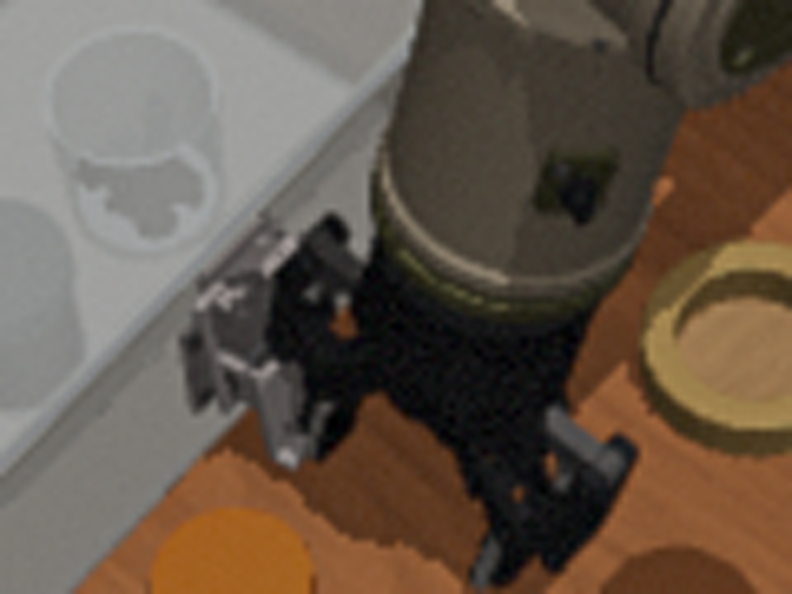

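```bash
python3 -m pendant '[0,-1,0,0,70]'; python3 -m pendant '[0,-1,0,0,70]'
```

```text
time: 48.73
tool_pos: [507.7, -45.6, 2.3]
tcp_rot: [172.2, -8.0, 5.8]
ft_force: [-0.7, 15.7, 2.4]
finger_gap: 69.6
time: 48.82
tool_pos: [507.8, -45.4, 2.4]
tcp_rot: [172.3, -8.1, 5.8]
ft_force: [-2.6, 12.9, 3.3]
finger_gap: 70.1
```

```bash
cat > lev.py <<'E'
from h import *
from scipy.stats import theilslopes
T=np.concatenate([tub(cloud(snap('scene'))).reshape(-1,3) for k in range(8)])
m=(T[:,0]<-121)&(T[:,0]>-133)&(abs(T[:,1])<9)&(T[:,2]>24)&(T[:,2]<54);P=T[m]
print(len(P),theilslopes(P[:,0],P[:,2]))
for z in range(24,60,6):
    q=T[(abs(T[:,2]-z)<3)&(abs(T[:,1])<9)&(T[:,0]<-120)&(T[:,0]>-134)]; print(z,len(q),np.median(q[:,0]).round(2) if len(q) else '')
m=(T[:,0]<-128)&(T[:,0]>-146)&(abs(T[:,1])<11)&(T[:,2]>11)&(T[:,2]<21);P=T[m]; print('lip',np.percentile(P[:,0],[3,10,50]).round(1))
E
python3 lev.py
```

```text
333 TheilslopesResult(slope=np.float64(0.08770173275091268), intercept=np.float64(-129.25322404756895), low_slope=np.float64(0.07416789150770577), high_slope=np.float64(0.10111793063556035))
24 59 -127.44
30 80 -126.9
36 79 -126.02
42 77 -125.84
48 65 -125.02
54 55 -124.92
lip [-143.7 -143.5 -133.3]
```

```bash
python3 -m pendant '[0,5,0,0,70]'; python3 -m pendant '[-6,0,0,0,70]'; python3 -m pendant '[-4,0,0,0,70]'; python3 -m pendant '[0,-3,0,0,70]'; python3 -m pendant '[0,-2,0,0,70]'
```

```text
time: 49.3
tool_pos: [507.9, -40.3, 2.6]
tcp_rot: [172.2, -8.1, 5.8]
ft_force: [-0.3, -0.1, -0.2]
finger_gap: 69.6
time: 49.38
tool_pos: [502.8, -39.8, 3.1]
tcp_rot: [172.2, -8.1, 5.8]
ft_force: [-0.3, 0.5, -0.2]
finger_gap: 70.0
time: 49.47
tool_pos: [498.1, -39.6, 3.0]
tcp_rot: [172.2, -8.1, 5.9]
ft_force: [-0.8, 0.7, -0.3]
finger_gap: 70.1
time: 49.55
tool_pos: [497.2, -42.3, 2.7]
tcp_rot: [172.2, -8.1, 5.9]
ft_force: [-0.4, -0.4, -0.9]
finger_gap: 69.8
time: 49.63
tool_pos: [497.0, -44.7, 2.8]
tcp_rot: [172.2, -8.1, 5.9]
ft_force: [-1.0, -0.3, -0.4]
finger_gap: 70.2
```

```bash
python3 -m pendant '[0,-1.5,0,0,70]'; python3 -m pendant '[0,-1.5,0,0,70]'; python3 prof.py a45; python3 lev.py
```

```text
time: 49.72
tool_pos: [496.8, -46.6, 2.8]
tcp_rot: [172.2, -8.1, 5.9]
ft_force: [0.4, 0.6, 1.0]
finger_gap: 69.7
time: 49.8
tool_pos: [496.8, -48.4, 2.9]
tcp_rot: [172.2, -8.1, 5.9]
ft_force: [0.1, 0.5, -0.5]
finger_gap: 69.4
49.8 [496.8 -48.4   2.9] [172.21  -8.09   5.88] gap 69.4 F [ 0.1  0.5 -0.5]
333 TheilslopesResult(slope=np.float64(0.050756598704087996), intercept=np.float64(-126.91062722687387), low_slope=np.float64(0.03995672604313815), high_slope=np.float64(0.06106978023026307))
24 65 -125.67
30 65 -125.24
36 66 -125.33
42 65 -124.83
48 66 -124.32
54 75 -124.04
lip [-141.2 -134.6 -131.9]
```

View pics/a45.png

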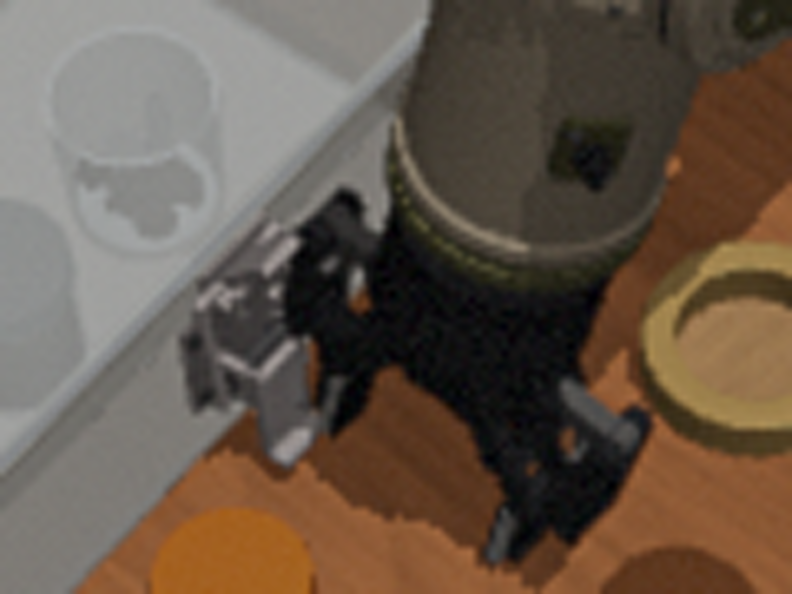

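```bash
python3 -m pendant '[0,-1.5,0,0,70]'; python3 -m pendant '[0,-1.5,0,0,70]'; python3 lev.py
```

```text
time: 50.33
tool_pos: [496.8, -49.3, 2.8]
tcp_rot: [172.2, -8.1, 5.9]
ft_force: [-0.5, 2.4, -0.2]
finger_gap: 69.9
time: 50.42
tool_pos: [496.9, -50.4, 2.8]
tcp_rot: [172.3, -8.1, 5.9]
ft_force: [0.3, 8.5, 1.6]
finger_gap: 70.2
309 TheilslopesResult(slope=np.float64(8.087945356857407e-06), intercept=np.float64(-123.72023525722605), low_slope=np.float64(-0.008913240785109768), high_slope=np.float64(0.009206851985821937))
24 52 -123.86
30 65 -123.78
36 57 -123.75
42 64 -123.48
48 60 -123.8
54 63 -123.59
lip [-139.8 -134.8 -130.6]
```

The lever is now at slope 0.000, with its face at −123.7 mm (nominal −124). I'll back straight out low, then rise.

```bash
python3 -m pendant '[0,4,0,0,70,0,8,1,0,70,0,12,2,0,70,0,12,4,0,70,0,5,10,0,70]'; python3 -m pendant '[0,0,25,0,70,0,0,35,0,70,0,0,40,0,70,0,10,40,0,70,-3,25,40,0,70,-3,35,20,0,70,-3,35,0,0,70]'; python3 lev.py; python3 prof.py a46; python3 -c "
from h import *
for n in('top','scene'):
    s=snap(n);cv2.imwrite('pics/f_'+n+'.png',s['frame']);T=tub(cloud(s)).reshape(-1,3)
    zz=[]
    for Xr in((-95,-60),(-20,20),(50,85)):
        m=(T[:,0]>Xr[0])&(T[:,0]<Xr[1])&(abs(T[:,1])>40)&(abs(T[:,1])<120)&(T[:,2]>90); zz.append(round(float(np.median(T[m][:,2])),2))
    print(n,zz,(zz[0]-zz[2])/145)
"
```

```text
time: 51.23
tool_pos: [495.0, -7.9, 18.6]
tcp_rot: [172.3, -7.9, 5.8]
ft_force: [-1.4, -0.3, 0.0]
finger_gap: 70.1
time: 51.82
tool_pos: [481.4, 95.1, 226.3]
tcp_rot: [172.3, -7.8, 5.5]
ft_force: [1.1, 0.2, -0.1]
finger_gap: 69.7
288 TheilslopesResult(slope=np.float64(0.002942046281090991), intercept=np.float64(-123.96338939912259), low_slope=np.float64(-0.006215716541388113), high_slope=np.float64(0.01191831642212756))
24 53 -123.94
30 54 -123.83
36 58 -124.0
42 63 -123.6
48 61 -123.84
54 69 -123.7
lip [-132.3 -132.  -130.7]
52.2167 [478.6  93.  218.1] [172.22  -7.18   5.56] gap 70.2 F [ 1.2 -0.2 -0.4]
top [117.09, 117.07, 117.03] 0.0004137931034482915
scene [115.21, 115.3, 115.22] -6.896551724141459e-05
```

View pics/a46p.png

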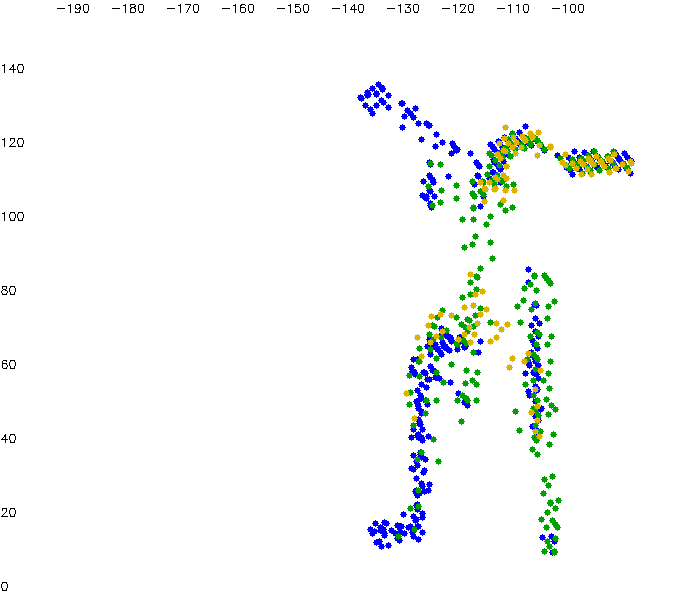

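View pics/f_scene.png

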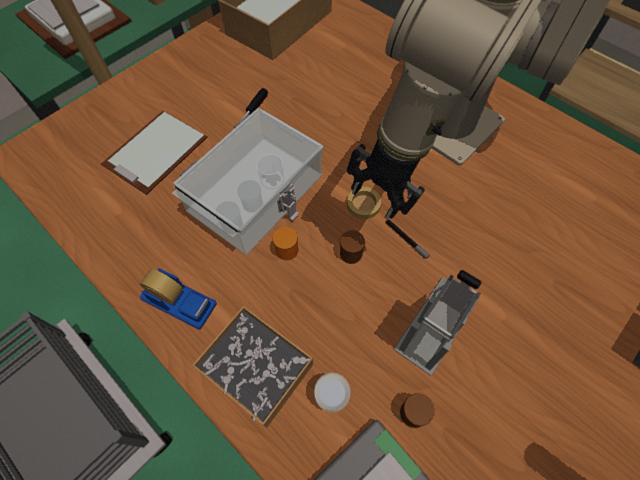

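View pics/f_top.png

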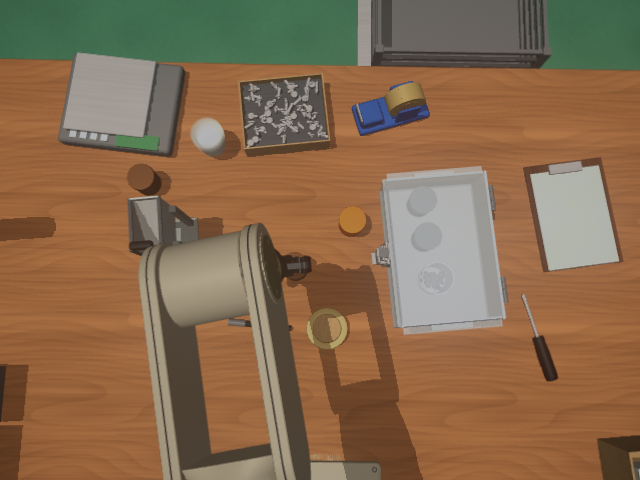

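Everything checks: lever at about 0.003 rad, lid flat, bar in the keeper, bystanders unmoved and the arm clear. Handing in.

```bash
python3 -c "
from h import *
print(job.hand_in()); st()"
```

```text
the job is handed in; nothing more can be done
None
the job is handed in; nothing more can be done
```

I packed and latched the tub, then handed the job in at about 52 s of the 210 s. `hand_in` gives no verdict, so everything below is from my own camera and force checks.

**What I did:** I stood the empty cup in the seat and raised the shutter, and all the bolts ran into the cup. I pushed the shutter down until it stopped under about 22 N. The filled cup and the two grey-capped jars I found went upright into the tub; I saw no third jar. One jar was knocked aside during the run, so I measured it again before picking it up. Then I closed the lid, hooked the loop over the keeper and pressed the lever home.

**Last checks before handing in:**
- **Lid:** its slope reads about 0.000 rad in both cameras.
- **Lever:** 0.003 rad, with its face at −124 mm as specified.
- **Loop:** the bar lies in the keeper.
- **Shutter:** its grip is back at its shut height. I measured this right after pushing it down, not again at the end.
- **Tub contents:** the cup and both jars look upright through the lid. The cup holds a pile of bolts, but I did not count them individually.
- **Bench:** I saw no loose bolt, the other things look unmoved, and the arm was clear.

**What went wrong on the way:**
- **Lever:** the first press left it at about 0.06 rad. On going back, the gripper bumped the loop's thumb tab with about 36 N, below the 40 N limit, and opened the lever slightly to about 0.09 rad. A second push off to one side brought it fully down.
- **Cup:** setting it down in the tub gave a brief 60 N at the wrist, against a limit of 120 N.
- **Tool tilt:** the tool drifted to about 11° off vertical by the end.

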